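# Empty the capacitor dispenser into its dry canister

### The arm

A 6-joint arm with a two-finger parallel gripper is mounted at the origin on the work surface. World frame = base frame: x ahead of the robot, y to its left, z up, the work surface at z = 0. Lengths are in m, angles in rad, forces in N, time in s.
With the tool pointing down it reaches from about 0.35 to 0.775 m from the base axis. Payload 7.3 kg.
Tool frame: the origin (TCP) lies between the finger pads; the fingertips stand 25 mm ahead of it and the grasp point (between the pads) lies 6 mm ahead of it; y points along the fingers, z is the direction in which the jaws open and shut, and the axes are right-handed (so a half turn about y gives the same grasp; the last joint's range is limited). The gripper opens to 92 mm and grips with 3 to 60 N. Pads are 19 mm wide; open, the fingers measure 130 mm over their backs; the gripper's body (75 mm by 190 mm) begins 47 mm behind the grasp point.
Start: joints at [1.055, 0.342, 1.524, -0, 1.275, -0.146], TCP at [0.19, 0.49, 0.213] pointing down, gripper open.
Joint ranges: [-2.53, 2.53], [-0.77, 2.02], [0.04, 2.7], [-1, 4.14], [0.28, 2.66], [-3.11, 3.11]. Speed limits (rad/s): [2.57, 2.57, 3.14, 3.14, 3.14, 3.14].

### API

Orientations are given as [roll, pitch, yaw] about the fixed x, y, z axes, in that order (R = Rz(yaw) Ry(pitch) Rx(roll)).
In Python, from cell import sensors, read_camera, hand_in gives the robot as it stands. The module is installed in compiled form; this text tells all that it offers.
- The arm moves only by the tool send_rows, never from a script. Its argument "motion" is a list that holds one entry, the list of rows, each a list of 4 numbers: the shift along the tool's x, y, z in m, then the turn about the tool's y in degrees. In form: [[[tx, ty, tz, twist], ...]]. A call has 1 to 8 rows; each row is the pose to reach, as a shift and turn from the pose measured when the call began, along the tool's axes at that moment; what a row does not reach only later rows make up. A row lasts 1/10 s, in which the tool goes at most 50 mm and 8.59 degrees, less where a joint would pass 70% of its speed; a pose out of reach is approached as far as the arm can. A call with a gripper value outside its range is refused whole. "gripper" is the opening, from 0 (shut) to 1 (fully open), set as the call begins (left out, the last holds). The fingers move at their own pace and stop on an object; "grip_force" is the grip in N (left out, the last holds). Time passes only in rows, so rows that repeat a pose let the fingers close. It gives the time, the measured TCP pose, the force and the opening at its end, in the units of the state.
- sensors.observe(): the state, without advancing time (a new reading comes with each control period).
- read_camera(name): name is "scene" or "top" or "wrist"; returns a dict with "frame" (420x560x3 uint8, red, green, blue), "fx", "fy", "cx", "cy" (pixels), "distortion" ([k1, k2, p1, p2, k3] as OpenCV has them; the pictures are not rectified), "extrinsics" (4x4, takes a point from world to camera coordinates). Camera axes: x right, y up, looking along -z (the intrinsics and any distortion apply to the point x, -y, -z); pixel columns grow to the right and rows downward; lengths in m; the calibration is good to about 2 mm. A picture is of the moment at which its call begins. There is no depth.
- hand_in(): hands the job in, once; it reports no verdict.
The state is a dict: "time": time; "qpos": joint angles; "qvel": joint speeds; "joint_efforts": joint torques, N m; "tool_pos": TCP position; "tool_rot": TCP orientation; "contact_force": force on the tool from outside, world axes, zero at the start; "torque": the same for the moment, N m; "opening": finger opening in m.
Only numpy, scipy, OpenCV 4.12 (cv2) and the standard library are available. Lean on these libraries where they do the work, as an engineer would, in place of code of your own. Each camera call takes 0.05 s, during which the arm holds its last target.

### The job

The capacitors left in the dispenser's dosing wheel have to go back into dry storage. Stand the white canister in the blue cup carriage and slide it home under the drop hole, then turn the wheel to bring each loaded pocket over the hole and push the orange drop slide in to let its capacitor fall into the canister, until no pocket holds one. Draw the carriage out again, put the blue lid on with its key fully down in the notch of the canister's rim, and leave the closed canister standing upright in the black tray, without disturbing the circuit board, the multimeter or the screwdriver.

Things in the scene. Friction and masses are not known exactly. Their poses are not given: they have to be found in the camera images.
- dispenser: Bench dispenser for capacitors, fixed. Origin on the wheel's vertical axis at bench level, x pointing away from the robot when square, z up. An aluminium deck 180 x 180 mm, its top 86 mm above the bench, stands on posts; the wheel lies on it. The bay beneath is open at its -y side, where the carriage comes in, and at its -x side
- drop_hole (a point): Centre, in the deck's top face, of the square drop hole 34 x 34 mm. It lies 60 mm from the wheel's axis on the dispenser's -x side, in line with the orange tab. A capacitor falls when its pocket stands within about 4 mm (0.07 rad of wheel) of the hole's centre and the drop slide is fully open
- wheel (a joint): Angle (rad) of the dosing wheel, 0 at the start of the run, growing anticlockwise seen from above, no stops; stays where it is left (0.06 N m of friction). The wheel is a pale blue disc 168 mm across, 22 mm thick, top 108 mm above the bench, with 8 square through pockets of 22 mm, one every 45 degrees, their centres 60 mm from the axis
- wheel_grip (a point): On the wheel's axis, 132 mm above the bench, in the wheel's black bar grip 52 mm long x 14 mm thick, 114 to 144 mm above the bench, standing on a round grey boss 60 mm across. The bar lies along this point's x and turns with the wheel; one pocket lies on +x. The pockets are open above, the deck is their floor; some hold a capacitor, the others are empty
- slide (a joint): Drop slide (m): 0 = shut (as it springs back when let go), 0.038 = fully open, a hard stop. It moves along the dispenser's +x, towards the wheel's axis; the push needed is 1.5 N at first and 4 N fully open
- slide_tab (a point): Middle of the outer (dispenser's -x) face of the drop slide's upright orange thumb tab, 38 mm wide (along the dispenser's y), 8 mm thick, 80 to 112 mm above the bench; 140 mm from the wheel's axis when shut
- carriage (a joint): Cup carriage (m): 0 = fully out, 0.150 = home, a hard stop, with the seat right under the drop hole. Moves along the dispenser's +y, about 1.5 N of friction
- carriage_seat (a point): Centre of the floor of the carriage's round seat, 8 mm above the bench: a low collar (inner diameter 69 mm, rising 8 mm over the floor) that takes the canister with 3 mm to spare all round. Axes as the dispenser's
- carriage_handle (a point): In the carriage's upright black handle, 140 mm from the seat's centre on the dispenser's -y side: 12 mm thick (along the dispenser's x), 36 mm long, from 6 to 58 mm above the bench; this point is 42 mm above the bench
- cap0_center (a point): Centre (half-way up) of a brown electrolytic capacitor, 16 mm across, 20 mm tall, 10 g, standing loose in a pocket of the wheel, 2 mm below its top. There are up to five; None if this one is absent
- cap1_center (a point): Centre (half-way up) of a brown electrolytic capacitor, 16 mm across, 20 mm tall, 10 g, standing loose in a pocket of the wheel, 2 mm below its top; None if absent
- cap2_center (a point): Centre (half-way up) of a brown electrolytic capacitor, 16 mm across, 20 mm tall, 10 g, standing loose in a pocket of the wheel, 2 mm below its top; None if absent
- cap3_center (a point): Centre (half-way up) of a brown electrolytic capacitor, 16 mm across, 20 mm tall, 10 g, standing loose in a pocket of the wheel, 2 mm below its top; None if absent
- cap4_center (a point): Centre (half-way up) of a brown electrolytic capacitor, 16 mm across, 20 mm tall, 10 g, standing loose in a pocket of the wheel, 2 mm below its top; None if absent
- canister_center (a point): Centre of the white dry canister, open at the top, 62 mm across, 64 mm tall, inner diameter 54 mm, floor 4 mm thick with an orange desiccant dome 18 mm wide, its top 18 mm above the underside, 120 g; this point is 32 mm above its underside, z up. A notch 11 mm wide and 8 mm deep is cut through the rim on its +x side, over a blue stripe
- canister_notch (a point): In the middle of the notch of the canister's rim: 29 mm from the canister's axis on its +x side, 61 mm above its underside
- lid_grip (a point): In the blue lid's upright bar grip, on the lid's axis, z up. The bar is 36 mm long (along the lid's x), 12 mm thick, 20 mm tall. This point is 10 mm above the top face of the cover disc (60 mm across, 5 mm thick) and 22 mm above the underside of the lid's plug (51 mm across, 7 mm deep, tapered), on which the lid stands on the bench. Seated, it is 79 mm above the canister's underside. 60 g
- lid_key (a point): Middle of the lid's orange key, which hangs below the disc's edge on the lid's +x side: 8 mm wide, 6 mm deep, marked in orange on top, 29 mm from the lid's axis, 18 mm below lid_grip. It coincides with canister_notch when the lid is seated, the disc then lying on the canister's rim
- tray: Black stowage tray, fixed, 115 x 115 mm outside with a rim 12 mm high and 4 mm thick; origin at the centre of its underside, floor 4 mm above the bench. Where the closed canister is to stand
- board: Green circuit board with parts on it, 110 x 160 mm, up to 23 mm tall, loose, left alone. Origin at the centre of its underside
- multimeter: Orange multimeter lying on its back, 185 x 90 x 40 mm, loose, left alone. Origin at the centre of its underside, long side along its x
- screwdriver: Red screwdriver lying on the bench, 170 mm long along its x, 26 mm thick, loose, left alone. Origin at its middle, on the bench
There are look-alikes about, which are no part of the job. What is meant by the part that bears lid_grip is not red or turquoise, and is the smaller of those in its own colour.

How it is judged:
By the outcome, as a careful person would: the job done as asked, in the order asked, and still so for the second after the job is handed in, with the robot touching nothing.
Of cap0, cap1, cap2, cap3, cap4 only 2 to 4 are there at a start; the rules pass over those that are not, and their reading is None.
At some moment in a run one of lid may be knocked a few centimetres aside while the robot is not near it.
Once in a run the grip may slacken for a moment while it holds something.
It also fails if it takes over 210 s, if anything falls off the work surface, if the arm or the gripper's body presses on something with over 40 N, if the wrist force passes 120 N, or if a joint passes its speed limit or range.

## Working session

There is one attempt and no reset: what is moved stays moved. The work goes in short steps, Python scripts to look and compute and a tool call to move; the robot and the scene stay as the last step left them, time stands still between calls to the robot, and variables do not carry over. Pictures are saved under pics/ and viewed, and the job is handed in when it is done.

Besides the shell and the picture viewer there is one more tool, called after "Emit:" as name([rows], argument=value, ...), one row to a line, values as JSON. send_rows: Moves the arm, as the interface text tells. Its arguments: {"type":"object","properties":{"motion":{"type":"array"},"gripper":{"type":"number"},"grip_force":{"type":"number"}},"required":["motion"]}

```bash
ls; mkdir -p pics
python3 - <<'E'
from cell import sensors, read_camera
import cv2,numpy as np
s=sensors.observe();print(s)
for n in ["scene","top","wrist"]:
    c=read_camera(n);cv2.imwrite(f"pics/{n}0.png",c["frame"][:,:,::-1])
    print(n,c["fx"],c["fy"],c["cx"],c["cy"],c["distortion"]);print(np.round(c["extrinsics"],3))
E
```

```text
pics
{'time': 0.0, 'qpos': array([ 1.05501365e+00,  3.42750680e-01,  1.52505497e+00, -9.95891769e-07,
        1.27539533e+00, -1.45997356e-01]), 'qvel': array([ 0.0004714 , -0.00086264,  0.001262  ,  0.00088226,  0.00087719,
        0.00162152]), 'joint_efforts': array([ 6.69018136e-04, -4.31241417e+01, -2.44221425e+01,  7.16616260e-02,
        5.60111634e-02, -1.00528064e-04]), 'tool_pos': array([0.18949921, 0.48912938, 0.21271723]), 'tool_rot': array([-1.57238769e+00,  2.33036491e-04, -3.69785219e-01]), 'contact_force': array([ 0.54723254, -0.21850451,  0.50985901]), 'torque': array([ 0.07259942, -0.00763016, -0.01061238]), 'opening': 0.09160094141127824}
scene 467.39436512940335 467.39436512940335 283.502543188655 211.06679460031555 [-0.10489398  0.          0.          0.          0.        ]
[[-0.186  0.983 -0.002  0.11 ]
 [-0.605 -0.113  0.788  0.233]
 [ 0.775  0.147  0.615 -1.797]
 [ 0.     0.     0.     1.   ]]
top 429.1606750626274 429.1606750626274 275.2588265389861 209.05956723995288 [-0.05674842  0.          0.          0.          0.        ]
[[-0.015 -1.    -0.008  0.002]
 [ 0.992 -0.016  0.127 -0.557]
 [-0.127 -0.006  0.992 -1.149]
 [ 0.     0.     0.     1.   ]]
wrist 340.38055755178624 340.38055755178624 280.56056790228 209.80764982783145 [-0.08069873  0.          0.          0.          0.        ]
[[ 0.362  0.932 -0.001 -0.525]
 [-0.892  0.346 -0.291  0.037]
 [-0.271  0.106  0.957 -0.39 ]
 [ 0.     0.     0.     1.   ]]
```

View pics/scene0.png

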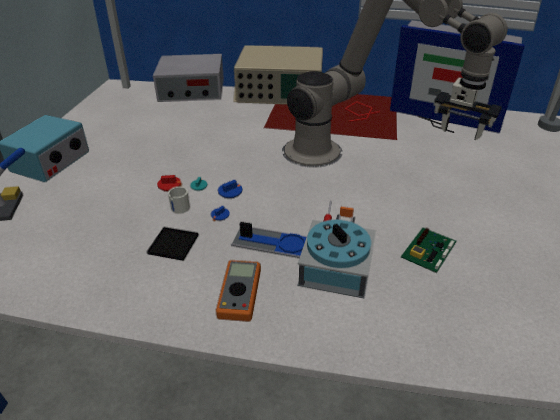

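View pics/top0.png

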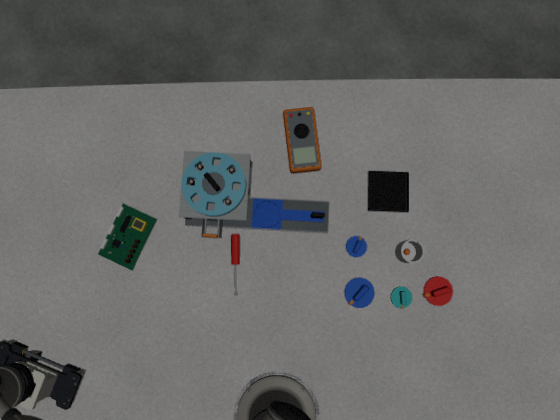

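View pics/wrist0.png

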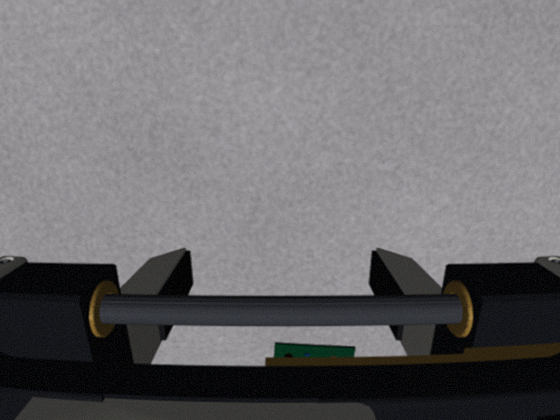

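```bash
cat > h.py <<'E'
from cell import sensors, read_camera
import cv2,numpy as np
from scipy.spatial.transform import Rotation as R
def ray(c,u,v):
    K=np.array([[c["fx"],0,c["cx"]],[0,c["fy"],c["cy"]],[0,0,1]])
    p=cv2.undistortPoints(np.array([[[u,v]]],float),K,np.array(c["distortion"]))[0,0]
    E=np.array(c["extrinsics"]);d=E[:3,:3].T@np.array([p[0],-p[1],-1.]);o=-E[:3,:3].T@E[:3,3]
    return o,d
def onz(c,u,v,z):
    o,d=ray(c,u,v);return o+d*(z-o[2])/d[2]
def proj(c,P):
    K=np.array([[c["fx"],0,c["cx"]],[0,c["fy"],c["cy"]],[0,0,1]])
    E=np.array(c["extrinsics"]);P=np.atleast_2d(P);q=P@E[:3,:3].T+E[:3,3]
    q=q*[1,-1,-1]
    return cv2.projectPoints(q.reshape(-1,1,3),np.zeros(3),np.zeros(3),K,np.array(c["distortion"]))[0][:,0]
def crop(c,x0,y0,w,h,k,name):
    f=c["frame"][y0:y0+h,x0:x0+w,::-1]
    cv2.imwrite(name,cv2.resize(f,None,fx=k,fy=k,interpolation=cv2.INTER_CUBIC))
def blobs(mask,x0=0,y0=0,x1=560,y1=420,amin=10):
    m=np.zeros_like(mask,np.uint8);m[y0:y1,x0:x1]=mask[y0:y1,x0:x1]
    n,l,st,ce=cv2.connectedComponentsWithStats(m.astype(np.uint8))
    return [(ce[i],st[i],(l==i)) for i in range(1,n) if st[i][4]>=amin]
E
python3 - <<'E'
from h import *
c=read_camera("top");crop(c,170,140,160,105,5,"pics/t1.png");crop(c,330,160,140,150,4,"pics/t2.png")
c=read_camera("scene");crop(c,220,190,160,110,5,"pics/s1.png");crop(c,130,160,140,110,5,"pics/s2.png")
E
```

```text
(no output)
```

View pics/t1.png

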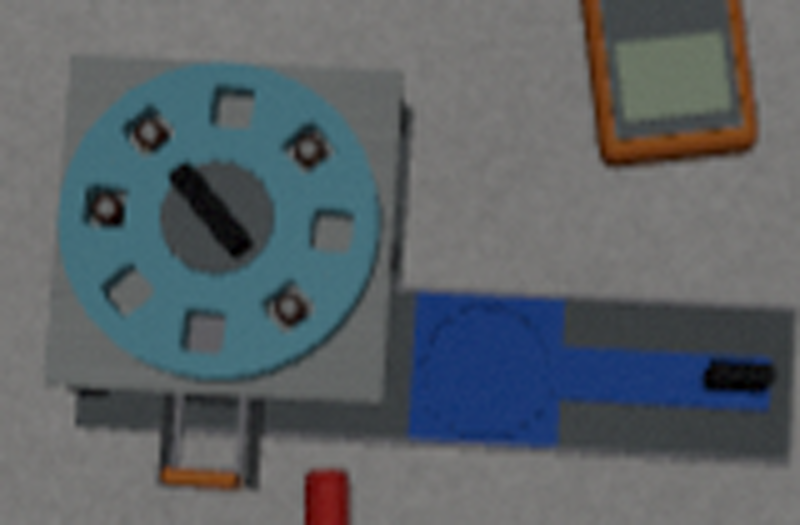

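View pics/t2.png

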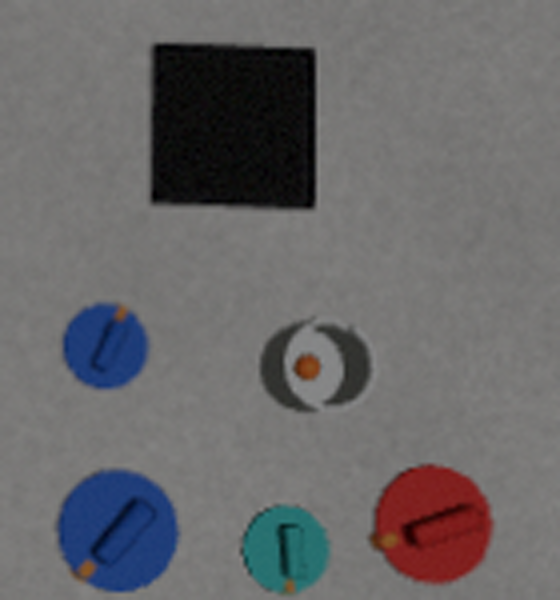

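View pics/s1.png

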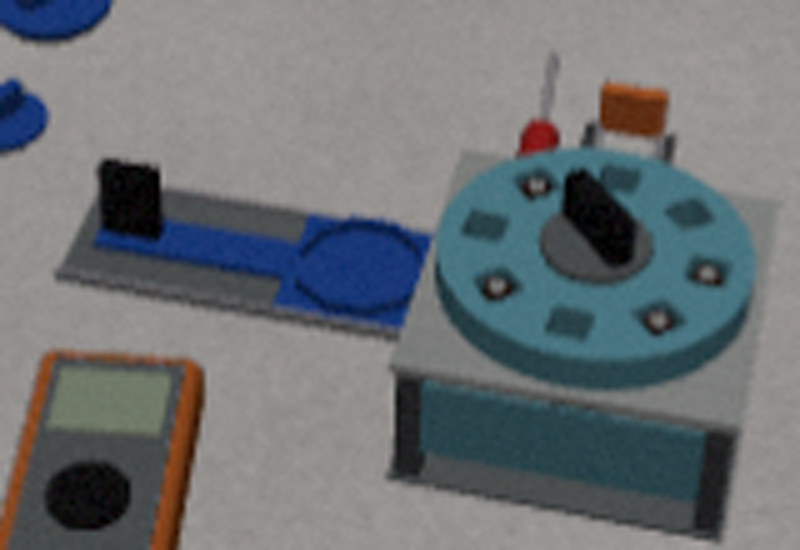

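View pics/s2.png

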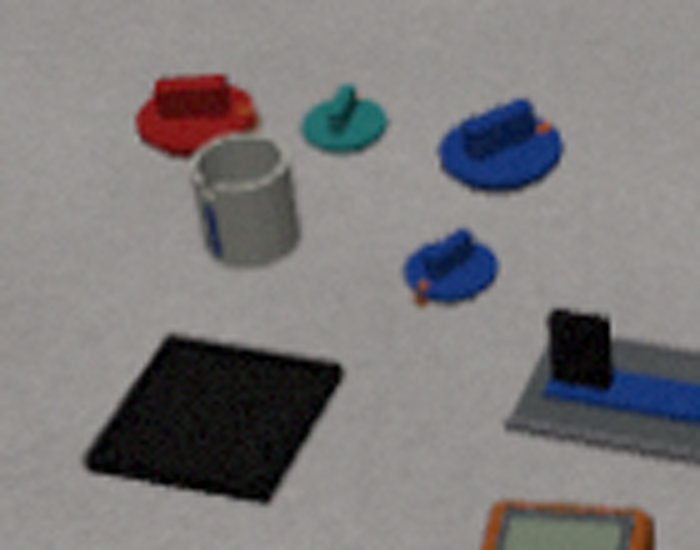

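Run:
```python
from h import *
c=read_camera("top")
hsv=cv2.cvtColor(c["frame"],cv2.COLOR_RGB2HSV);H,S,V=[hsv[:,:,i].astype(int) for i in range(3)]
def ctr(m,z,x0,y0,x1,y1,name,amin=10):
    for ce,st,l in blobs(m,x0,y0,x1,y1,amin):
        ys,xs=np.nonzero(l)
        P=np.array([onz(c,x,y,z)[:2] for x,y in zip(xs,ys)])
        r=cv2.minAreaRect((P*1000).astype(np.float32))
        ev,E=np.linalg.eigh(np.cov(P.T)) if len(P)>3 else (0,np.eye(2))
        print(name,np.round(ce,1),st[4],"ctr",np.round(P.mean(0),4),"rect",np.round(r[0],1),np.round(r[1],1),round(r[2],1),"axis",round(np.degrees(np.arctan2(E[1,1],E[0,1])),1))
teal=(H>85)&(H<105)&(S>70)&(V>80)
blue=(H>105)&(H<125)&(S>120)
tq=(H>78)&(H<95)&(S>120)
orange=(H>5)&(H<18)&(S>120)
red=((H<4)|(H>175))&(S>130)
black=(V<40)
ctr(teal,.108,170,140,260,230,"wheel",200)
ctr(blue,.010,240,180,340,240,"carriage",100)
ctr(blue,.012,330,220,390,320,"lid",100)
ctr(tq,.012,380,270,430,320,"tq",100)
ctr(orange,.012,330,220,470,320,"orange",3)
ctr(orange,.112,190,225,230,245,"tab",3)
ctr(black,.144,195,165,230,200,"bar",20)
ctr(black,.058,300,205,335,225,"handle",10)
ctr(black,.012,360,165,420,220,"tray",200)
ctr(red,.026,220,225,250,270,"scr",20)
ctr(orange,.04,270,90,330,180,"mm",20)
o,_=ray(c,0,0);print(o)
```

```text
wheel [213.5 184. ] 2258 ctr [0.617  0.1538] rect [617.5 154.1] [165.8 165.2] 89.7 axis 67.1
carriage [277.6 214.1] 1272 ctr [ 0.5462 -0.0124] rect [547.5 -40.4] [200.   82.2] 89.1 axis 85.7
lid [355.7 246.4] 325 ctr [ 0.4518 -0.2288] rect [ 453.  -229.6] [54.7 55.8] 43.5 axis 63.8
lid [359.2 292.1] 673 ctr [ 0.3261 -0.2341] rect [ 325.1 -233.4] [77.4 79.1] 88.2 axis 45.9
tq [400.8 296.6] 341 ctr [ 0.3116 -0.3487] rect [ 310.5 -349.1] [55.8 54.4] 88.8 axis 90.7
orange [359.7 238. ] 3 ctr [ 0.475  -0.2407] rect [ 474.8 -240.8] [1.2 6.3] 61.4 axis 90.0
orange [406.4 251.4] 28 ctr [ 0.4356 -0.37  ] rect [ 435.2 -370.4] [14.1 14. ] 87.2 axis 102.3
orange [426.1 294.7] 21 ctr [ 0.3152 -0.4194] rect [ 315.8 -419. ] [16.8  8.2] 88.7 axis 94.6
orange [351. 302.] 7 ctr [ 0.2996 -0.2104] rect [ 299.6 -210.4] [3.8 7.8] 43.1 axis 132.7
tab [209.3 235.2] 46 ctr [0.4826 0.1635] rect [482.5 163. ] [39.1  7.6] 82.9 axis 83.9
bar [211.8 181.6] 112 ctr [0.616  0.1526] rect [615.9 152.3] [54.2 13.4] 38.1 axis -141.8
handle [317.4 215. ] 67 ctr [ 0.5365 -0.1201] rect [ 536.4 -120.3] [35.2 10.9] 89.1 axis 91.6
tray [388.2 191. ] 1601 ctr [ 0.6069 -0.3271] rect [ 607.4 -326.7] [114.2 113.2] 86.9 axis 103.7
scr [234.9 248.1] 241 ctr [0.4518 0.1066] rect [450.9 106.2] [22.1 79.8] 89.8 axis -179.7
mm [300.6 142.8] 543 ctr [ 0.7435 -0.0804] rect [753.5 -83.4] [184.2  88. ] 5.5 axis -174.3
[ 0.40711424 -0.01366854  1.21002772]
```

```bash
cat >> h.py <<'E'
def ypr():
    s=sensors.observe();return s,np.degrees(s["tool_rot"][2])
def go(x,y,z,yaw):
    """print tool shift to a target TCP pose (yaw deg)"""
    s=sensors.observe();Rm=R.from_euler("xyz",s["tool_rot"]).as_matrix()
    d=Rm.T@(np.array([x,y,z])-s["tool_pos"]);yw=np.degrees(s["tool_rot"][2])
    t=(yw-yaw+180)%360-180
    print("t=%.2f pos"%s["time"],np.round(s["tool_pos"],4),"yaw %.1f"%yw,"q6 %.2f"%s["qpos"][5],"open %.4f"%s["opening"],"| shift",np.round(d,4),"twist %.1f"%t)
def tri(c1,p1,c2,p2):
    o1,d1=ray(c1,*p1);o2,d2=ray(c2,*p2);d1/=np.linalg.norm(d1);d2/=np.linalg.norm(d2)
    A=np.c_[d1,-d2];k=np.linalg.lstsq(A,o2-o1,rcond=None)[0]
    a,b=o1+k[0]*d1,o2+k[1]*d2;return (a+b)/2,np.linalg.norm(a-b)
E
python3 - <<'E'
from h import *
c=read_camera("top");s=read_camera("scene")
print("dome",onz(c,406.4,251.4,.016))
# canister in scene crop: rim left/right/top
g=s["frame"];crop(s,160,180,40,40,15,"pics/can_s.png");crop(c,385,230,45,40,14,"pics/can_t.png")
# wheel ctr check from scene
hsv=cv2.cvtColor(g,cv2.COLOR_RGB2HSV);H,S,V=[hsv[:,:,i].astype(int) for i in range(3)]
P=np.array([.6165,.153,.108]);print("wheel in scene",proj(s,P))
t=np.linspace(0,2*np.pi,8)
for n,p in [("lidgrip",[.452,-.229,.022]),("tabc",[.4826,.1635,.112]),("can",[.436,-.37,.064])]:
    print(n,proj(s,p),proj(c,p))
Rt=np.array(c["extrinsics"])
w=read_camera("wrist");E=np.array(w["extrinsics"]);T=np.eye(4);st=sensors.observe();T[:3,:3]=R.from_euler("xyz",st["tool_rot"]).as_matrix();T[:3,3]=st["tool_pos"]
print(np.round(np.linalg.inv(T)@np.linalg.inv(E),3))
go(.42,.1,.26,-94.6)
E
```

```text
dome [ 0.43534324 -0.36894155  0.016     ]
wheel in scene [[338.59582462 238.42629446]]
lidgrip [[220.13217196 210.22880369]] [[356.4358507  246.19415406]]
tabc [[346.7876969  207.29585135]] [[209.28001712 235.16531712]]
can [[177.928115   191.73275108]] [[412.06069763 250.6196692 ]]
[[ 0.001 -0.957 -0.291 -0.077]
 [-0.     0.291 -0.957 -0.171]
 [ 1.     0.001 -0.     0.   ]
 [ 0.     0.     0.     1.   ]]
t=0.45 pos [0.1897 0.4895 0.2134] yaw -21.2 q6 -0.15 open 0.0918 | shift [ 0.3555 -0.0466 -0.2799] twist 73.4
```

View pics/can_t.png

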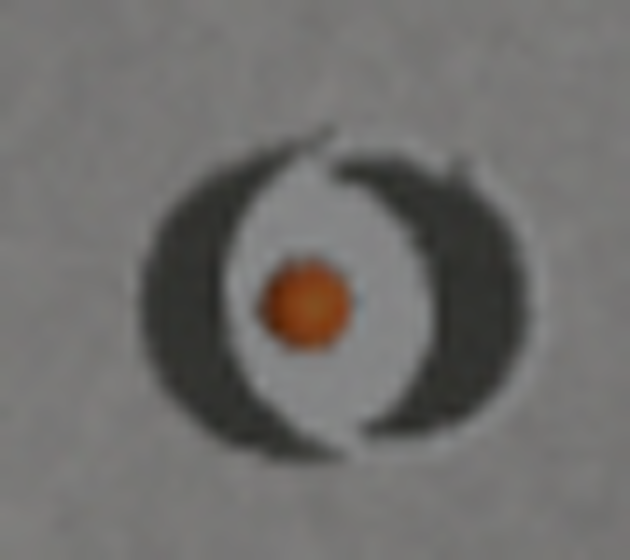

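Emit:
send_rows([
  [[0.355,-0.05,-0.28,73.4],[0.355,-0.05,-0.28,73.4],[0.355,-0.05,-0.28,73.4],[0.355,-0.05,-0.28,73.4],[0.355,-0.05,-0.28,73.4],[0.355,-0.05,-0.28,73.4],[0.355,-0.05,-0.28,73.4],[0.355,-0.05,-0.28,73.4]],
])

```text
time: 1.25
tool_pos: [0.3924, 0.1453, 0.2579]
tool_rot: [-1.57, 0.0, -1.576]
contact_force: [1.0, -0.3, -0.5]
opening: 0.092
```

Run:
```python
from h import *
go(.436,-.30,.26,-94.6)
c=read_camera("top");print(onz(c,417.9,242.1,.062))
```

```text
t=1.25 pos [0.3924 0.1453 0.2579] yaw -90.3 q6 0.18 open 0.0920 | shift [ 0.445  -0.0021  0.0458] twist 4.3
[ 0.45850759 -0.38760847  0.062     ]
```

Emit:
send_rows([
  [[0.445,0.0,0.046,4.3],[0.445,0.0,0.046,4.3],[0.445,0.0,0.046,4.3],[0.445,0.0,0.046,4.3],[0.445,0.0,0.046,4.3],[0.445,0.0,0.046,4.3],[0.445,0.0,0.046,4.3],[0.445,0.0,0.046,4.3]],
])

```text
time: 2.1
tool_pos: [0.4292, -0.253, 0.2602]
tool_rot: [-1.565, -0.003, -1.664]
contact_force: [1.6, 0.0, 0.0]
opening: 0.0921
```

Run:
```python
from h import *
go(.436,-.30,.26,-94.6)
c=read_camera("wrist");cv2.imwrite("pics/w1.png",c["frame"][:,:,::-1]);print(proj(c,[[.436,-.37,.064],[.4585,-.3876,.061]]))
```

```text
t=2.10 pos [ 0.4292 -0.253   0.2602] yaw -95.3 q6 -0.59 open 0.0921 | shift [0.0461 0.0004 0.0111] twist -0.7
[[293.1742248  275.10798941]
 [312.52335472 285.07829218]]
```

View pics/w1.png

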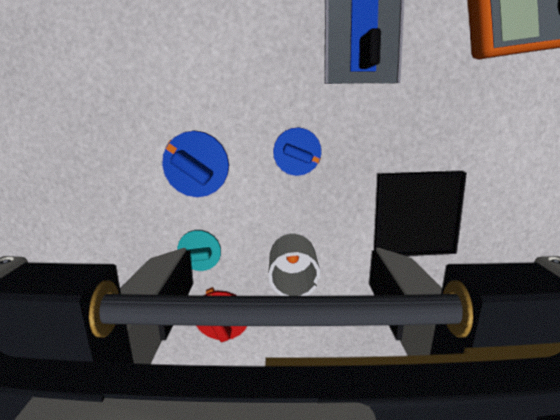

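Run:
```python
from h import *
go(.436,-.37,.12,-94.6)
go(.436,-.37,.053,-94.6)
```

```text
t=2.15 pos [ 0.4297 -0.2601  0.2597] yaw -95.5 q6 -0.60 open 0.0916 | shift [0.1076 0.1406 0.0161] twist -0.9
t=2.15 pos [ 0.4297 -0.2601  0.2597] yaw -95.5 q6 -0.60 open 0.0916 | shift [0.1071 0.2076 0.0157] twist -0.9
```

Emit:
send_rows([
  [[0.107,0.05,0.016,-0.9],[0.107,0.05,0.016,-0.9],[0.107,0.05,0.016,-0.9],[0.107,0.09,0.016,-0.9],[0.107,0.13,0.016,-0.9],[0.107,0.17,0.016,-0.9],[0.107,0.207,0.016,-0.9],[0.107,0.207,0.016,-0.9]],
])

```text
time: 2.95
tool_pos: [0.434, -0.367, 0.0489]
tool_rot: [-1.573, -0.001, -1.651]
contact_force: [0.1, 0.5, 0.8]
opening: 0.0917
```

Run:
```python
from h import *
go(.436,-.37,.053,-94.6)
```

```text
t=2.95 pos [ 0.434  -0.367   0.0489] yaw -94.6 q6 -0.75 open 0.0917 | shift [ 0.0028 -0.0041  0.0023] twist -0.0
```

Align and close on the canister.

Emit:
send_rows([
  [[0.003,-0.004,0.002,0],[0.003,-0.004,0.002,0],[0.003,-0.004,0.002,0],[0.003,-0.004,0.002,0],[0.003,-0.004,0.002,0],[0.003,-0.004,0.002,0],[0.003,-0.004,0.002,0],[0.003,-0.004,0.002,0]],
], gripper=0.5, grip_force=20)

```text
time: 3.75
tool_pos: [0.4357, -0.3701, 0.0529]
tool_rot: [-1.573, -0.001, -1.651]
contact_force: [-1.1, -0.0, -0.4]
opening: 0.0457
```

Run:
```python
from h import *
go(.436,-.37,.15,-94.6)
# seat: fit circle of seat from top, blue region
c=read_camera("top")
hsv=cv2.cvtColor(c["frame"],cv2.COLOR_RGB2HSV);H,S,V=[hsv[:,:,i].astype(int) for i in range(3)]
m=(H>105)&(H<125)&(S>120)
for ce,st,l in blobs(m,240,180,340,240,100):
    print(ce,st)
crop(c,240,190,95,45,8,"pics/seat.png")
b=(V<45)&(S<120)
for ce,st,l in blobs(b,300,205,335,225,10): print("handle",ce,st)
```

```text
t=3.75 pos [ 0.4357 -0.3701  0.0529] yaw -94.6 q6 -0.76 open 0.0457 | shift [-0.     -0.0971  0.0001] twist -0.0
[277.46420142 214.08654603] [ 251  199   73   30 1271]
handle [317.81481481 214.57407407] [311 213  14   5  54]
```

View pics/seat.png

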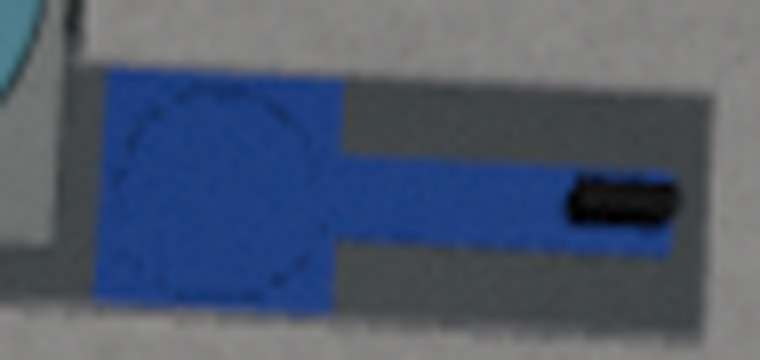

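Run:
```python
from h import *
c=read_camera("wrist");cv2.imwrite("pics/w2.png",c["frame"][:,:,::-1])
c=read_camera("scene");crop(c,120,130,140,110,5,"pics/s3.png")
```

```text
(no output)
```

View pics/w2.png

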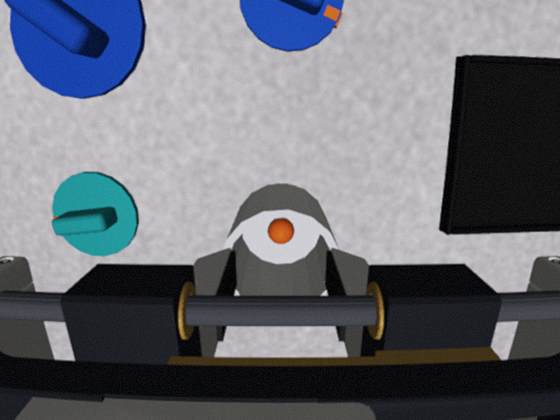

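View pics/s3.png

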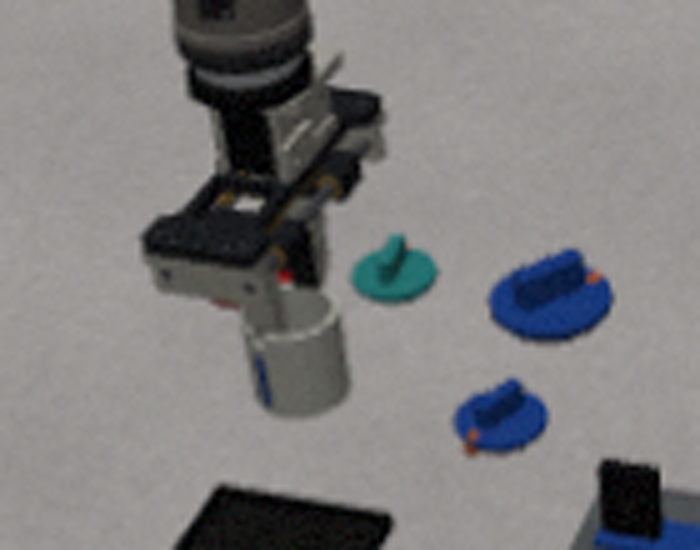

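Run:
```python
from h import *
c=read_camera("wrist");s,y=ypr();print(s["tool_pos"],y)
print(onz(c,281,231,.016), proj(c,s["tool_pos"]+[0,0,-.025]), proj(c,s["tool_pos"]))
t=read_camera("top");crop(t,370,210,80,70,8,"pics/t3.png")
sc=read_camera("scene");g=cv2.cvtColor(sc["frame"],cv2.COLOR_RGB2GRAY)
```

```text
[ 0.43572369 -0.37010172  0.0527877 ] -94.59913227779049
[ 0.43748907 -0.3691707   0.016     ] [[278.26383356 239.32697826]] [[277.89087951 256.40732914]]
```

View pics/t3.png

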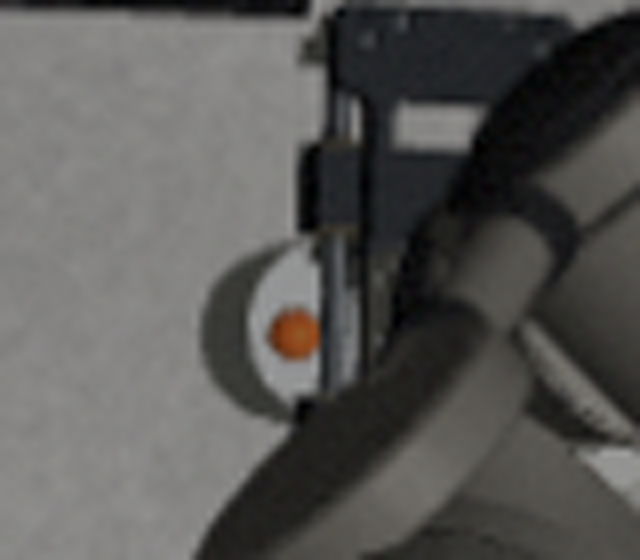

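Run:
```python
from h import *
c=read_camera("wrist");crop(c,170,170,220,190,3.5,"pics/w3.png")
sc=read_camera("scene");crop(sc,150,160,60,60,10,"pics/s4.png")
print(sensors.observe()["opening"])
```

```text
0.04573653137131641
```

View pics/w3.png

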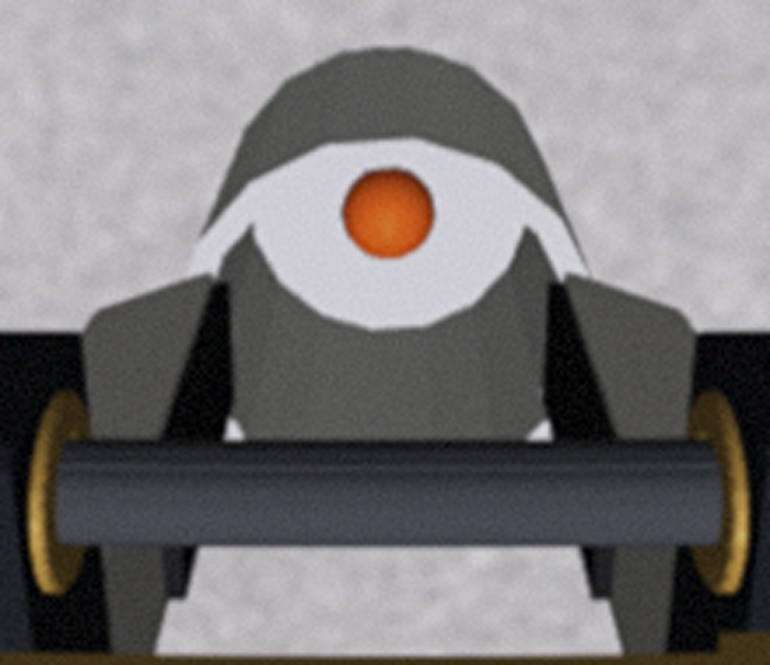

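View pics/s4.png

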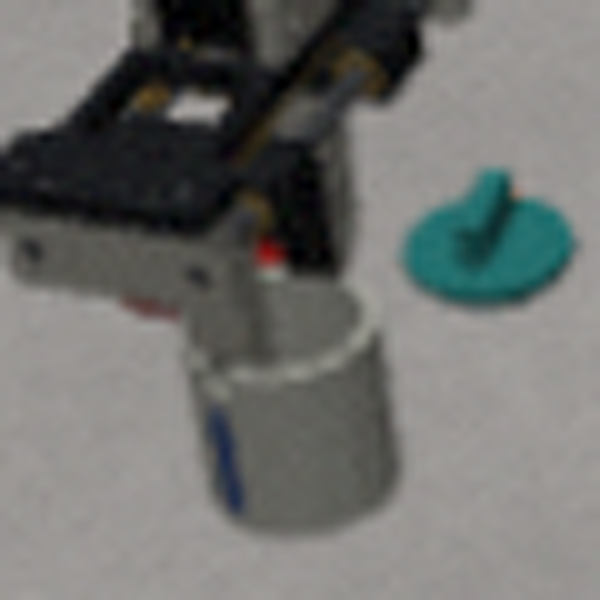

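Emit:
send_rows([
  [[0,0,0,0],[0,0,0,0],[0,0,0,0]],
], gripper=0.4, grip_force=15)

```text
time: 4.45
tool_pos: [0.4357, -0.3701, 0.0528]
tool_rot: [-1.573, -0.001, -1.651]
contact_force: [-1.0, 0.0, 0.5]
opening: 0.0371
```

Run:
```python
from h import *
c=read_camera("wrist");crop(c,170,170,220,190,3.5,"pics/w4.png");s,y=ypr();print(s["opening"],s["tool_pos"],s["contact_force"])
```

```text
0.03683600322454404 [ 0.43573604 -0.37011064  0.05281312] [-0.6052931   0.32828652 -0.02685497]
```

View pics/w4.png

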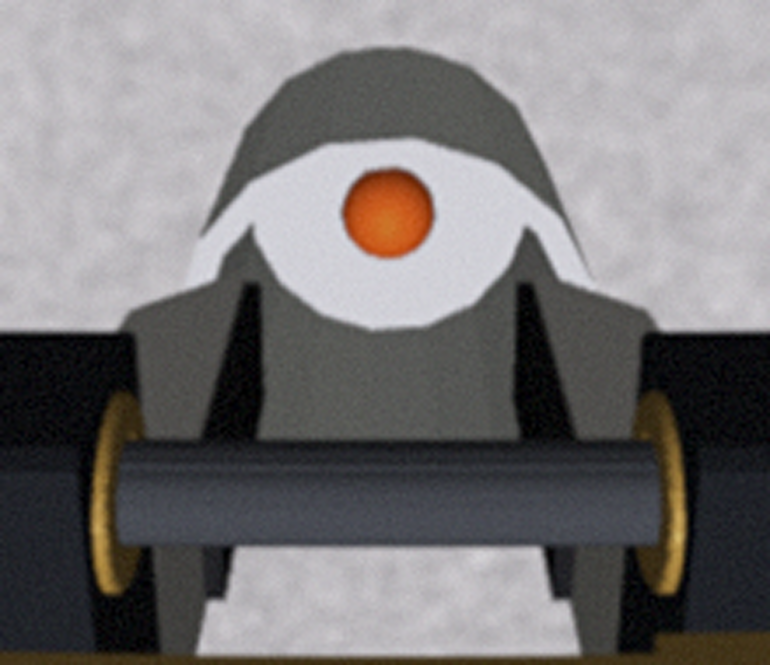

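Run:
```python
from h import *
sc=read_camera("scene");s,y=ypr();p=s["tool_pos"]
Rm=R.from_euler("xyz",s["tool_rot"]).as_matrix()
for off in [(0,0,0),(0,.025,.018),(0,.025,.037),(0,-.04,.025),(0,0.025,-.018)]:
    q=p+Rm@np.array(off);a=proj(sc,q)[0];print(off,np.round(q,3),"scene",np.round(a,1),"crop",np.round((a-[150,160])*10))
w=read_camera("wrist")
for off in [(-.0095,.025,.018),(-.0095,.0,.018),(-.0095,-.02,.018),(.0095,.025,.018),(0.0095,-.03,.018)]:
    a=proj(w,p+Rm@np.array(off))[0];print(off,np.round((a-170)*3.5))
crop(sc,150,150,70,65,10,"pics/s5.png")
```

```text
(0, 0, 0) [ 0.436 -0.37   0.053] scene [178.4 194.5] crop [284. 345.]
(0, 0.025, 0.018) [ 0.454 -0.372  0.028] scene [177.1 204.1] crop [271. 441.]
(0, 0.025, 0.037) [ 0.473 -0.373  0.028] scene [174.5 207.6] crop [245. 476.]
(0, -0.04, 0.025) [ 0.461 -0.372  0.093] scene [173.1 188.7] crop [231. 287.]
(0, 0.025, -0.018) [ 0.418 -0.369  0.028] scene [181.9 197.6] crop [319. 376.]
(-0.0095, 0.025, 0.018) [482. 192.]
(-0.0095, 0.0, 0.018) [494. 246.]
(-0.0095, -0.02, 0.018) [506. 300.]
(0.0095, 0.025, 0.018) [479. 292.]
(0.0095, -0.03, 0.018) [509. 459.]
```

View pics/s5.png

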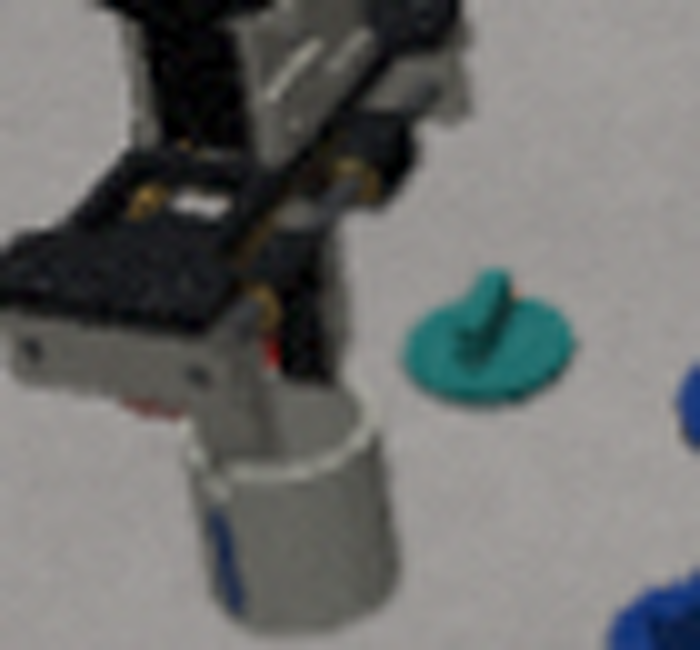

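Emit:
send_rows([
  [[0,-0.03,0,0],[0,-0.06,0,0],[0,-0.1,0,0],[0,-0.14,0,0],[0,-0.14,0,0]],
])

```text
time: 5.1
tool_pos: [0.4381, -0.3721, 0.1989]
tool_rot: [-1.564, -0.009, -1.651]
contact_force: [0.7, -0.5, 0.1]
opening: 0.0369
```

Run:
```python
from h import *
sc=read_camera("scene");s,y=ypr();p=s["tool_pos"];print(p)
Rm=R.from_euler("xyz",s["tool_rot"]).as_matrix()
f=sc["frame"][120:220,120:230,::-1];f=np.ascontiguousarray(cv2.resize(f,None,fx=7,fy=7))
for off,col in [((0,0,0),(0,0,255)),((0,.025,.018),(0,255,0)),((0,.025,-.018),(0,255,0)),((0,-.041,.018),(255,0,255))]:
    a=proj(sc,p+Rm@np.array(off))[0];cv2.circle(f,tuple(int(v) for v in (a-[120,120])*7),4,col,-1)
cv2.imwrite("pics/s6.png",f)
```

```text
[ 0.43707384 -0.37110181  0.19585804]
```

View pics/s6.png

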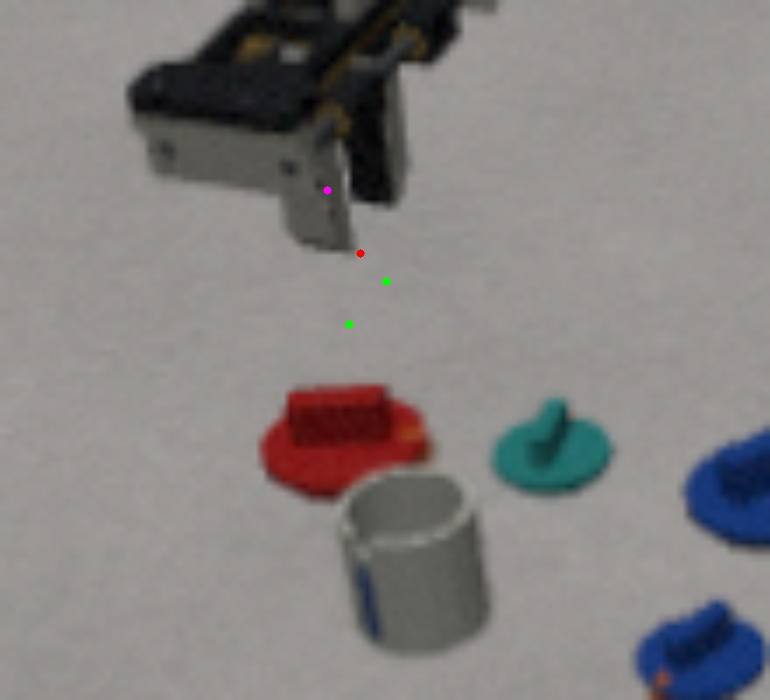

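Run:
```python
from h import *
sc=read_camera("scene");w=read_camera("wrist");t=read_camera("top");s,y=ypr();p=s["tool_pos"];print(p,s["tool_rot"],s["opening"],s["qpos"])
cv2.imwrite("pics/w5.png",w["frame"][:,:,::-1])
Rm=R.from_euler("xyz",s["tool_rot"]).as_matrix()
crop(t,360,190,110,100,7,"pics/t5.png")
f=sc["frame"][130:170,140:195,::-1];f=np.ascontiguousarray(cv2.resize(f,None,fx=14,fy=14,interpolation=cv2.INTER_CUBIC))
h=s["opening"]/2
for sg in (1,-1):
  for tx in (-.0095,.0095):
    a=proj(sc,p+Rm@np.array([tx,-.014,sg*h]))[0];cv2.circle(f,tuple(int(v) for v in (a-[140,130])*14),4,(0,0,255),-1)
    print("wrist",proj(w,p+Rm@np.array([tx,-.014,sg*h]))[0],proj(w,p+Rm@np.array([tx,.025,sg*h]))[0])
cv2.imwrite("pics/s7.png",f)
```

```text
[ 0.43548071 -0.3694286   0.19159964] [-1.57423590e+00  4.47091529e-04 -1.65109166e+00] 0.036273831373748476 [-0.83651492  0.44545945  1.4256811  -0.00212844  1.27326158 -0.75559351]
wrist [312.00761383 247.88641987] [306.22688974 222.49443907]
wrist [310.9773224  281.27570185] [305.56357209 250.8883672 ]
wrist [240.29922363 248.02907711] [247.22964232 222.60954852]
wrist [241.70132929 281.41856635] [248.16046473 251.00523618]
```

View pics/s7.png

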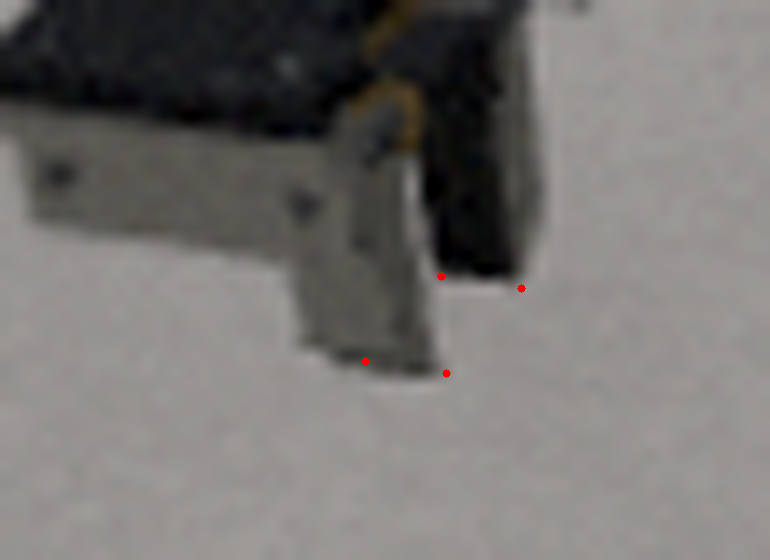

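View pics/w5.png

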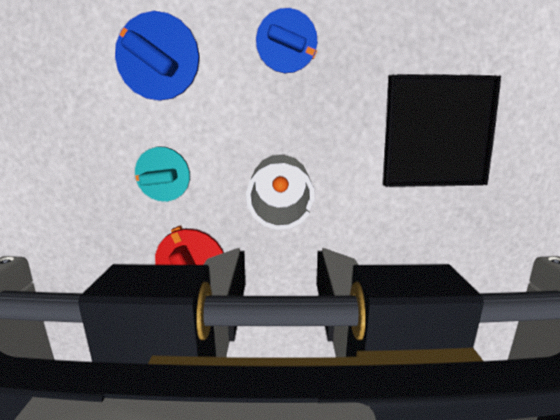

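View pics/t5.png

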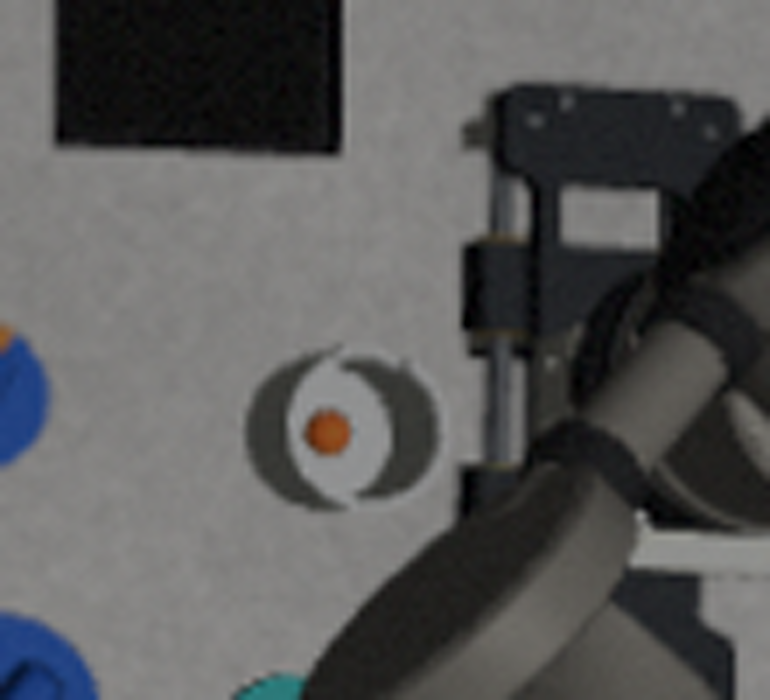

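Run:
```python
from h import *
go(.436,-.37,.030,-94.6)
```

```text
t=5.30 pos [ 0.4355 -0.3694  0.1916] yaw -94.6 q6 -0.76 open 0.0363 | shift [0.0006 0.1616 0.0011] twist -0.0
```

Emit:
send_rows([
  [[0,0,0,0],[0,0,0,0],[0,0,0,0],[0,0.05,0,0],[0,0.09,0,0],[0,0.13,0,0],[0,0.16,0,0],[0,0.16,0,0]],
], gripper=1.0)

```text
time: 6.1
tool_pos: [0.4327, -0.3669, 0.0274]
tool_rot: [-1.581, 0.007, -1.651]
contact_force: [-0.4, 0.4, 0.1]
opening: 0.091
```

Run:
```python
from h import *
go(.436,-.37,.012,-94.6);s,_=ypr();print(s["contact_force"])
sc=read_camera("scene");crop(sc,140,150,70,65,10,"pics/s8.png")
```

```text
t=6.10 pos [ 0.4327 -0.3669  0.0274] yaw -94.6 q6 -0.76 open 0.0910 | shift [0.0029 0.0153 0.0037] twist -0.0
[-0.38960986  0.43852772  0.05078597]
```

View pics/s8.png

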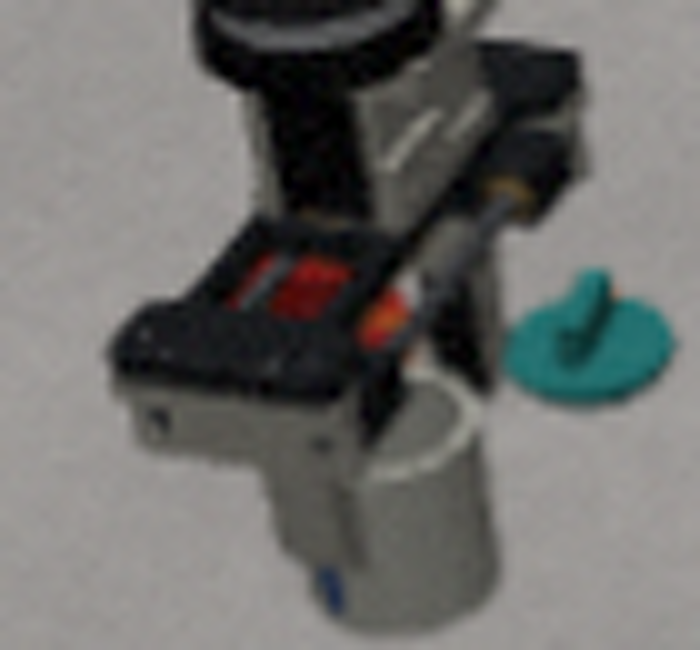

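Emit:
send_rows([
  [[0.003,0.007,0.004,0],[0.003,0.013,0.004,0],[0.003,0.013,0.004,0],[0.003,0.013,0.004,0]],
])

```text
time: 6.55
tool_pos: [0.4379, -0.3718, 0.0176]
tool_rot: [-1.577, 0.003, -1.651]
contact_force: [-0.0, 0.6, -0.0]
opening: 0.0919
```

Emit:
send_rows([
  [[0,0,0,0],[0,0,0,0],[0,0,0,0],[0,0,0,0],[0,0,0,0],[0,0,0,0]],
], gripper=0.5, grip_force=20)

```text
time: 7.15
tool_pos: [0.4378, -0.3718, 0.0178]
tool_rot: [-1.577, 0.003, -1.651]
contact_force: [-1.3, 0.9, 2.4]
opening: 0.0624
```

Run:
```python
from h import *
go(.436,-.37,.15,-94.6);s,_=ypr();print(s["contact_force"])
```

```text
t=7.15 pos [ 0.4378 -0.3718  0.0178] yaw -94.6 q6 -0.75 open 0.0624 | shift [-0.0021 -0.1322 -0.0028] twist -0.0
[-1.27839511  0.90308662  2.41462041]
```

Emit:
send_rows([
  [[0,-0.03,0,0],[0,-0.08,0,0],[0,-0.13,0,0],[0,-0.13,0,0]],
])

```text
time: 7.55
tool_pos: [0.4415, -0.3752, 0.1549]
tool_rot: [-1.567, -0.006, -1.651]
contact_force: [-0.4, -0.7, -0.1]
opening: 0.062
```

Run:
```python
from h import *
t=read_camera("top");s,_=ypr();print(s["tool_pos"],s["opening"],s["contact_force"],s["tool_rot"])
print("seat",onz(t,267.5,214.1,.014))
for u,v in [(170+72/5,140+57/5),(170+403/5,140+72/5),(170+385/5,140+402/5),(170+47/5,140+385/5)]: print("deck corner",onz(t,u,v,.086)[:2])
for u,v in [(240+712/8,190+95/8),(240+702/8,190+330/8)]: print("plate end",onz(t,u,v,.004)[:2])
sc=read_camera("scene");crop(sc,130,110,90,100,6,"pics/s9.png")
crop(sc,225,220,90,45,8,"pics/seat_s.png")
```

```text
[ 0.44013116 -0.37377165  0.15128429] 0.062077344050000496 [-0.33589337  0.72481601 -1.45581686] [-1.57119472 -0.00238244 -1.65100773]
seat [0.54607772 0.01575908 0.014     ]
deck corner [0.71166849 0.23641784]
deck corner [0.69996318 0.05742979]
deck corner [0.52185661 0.068197  ]
deck corner [0.53361614 0.24732711]
plate end [ 0.57941366 -0.15901133]
plate end [ 0.49597445 -0.15295207]
```

View pics/s9.png

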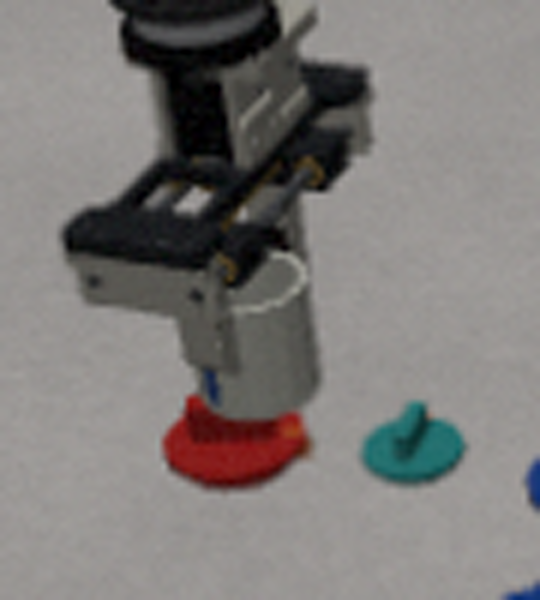

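View pics/seat_s.png

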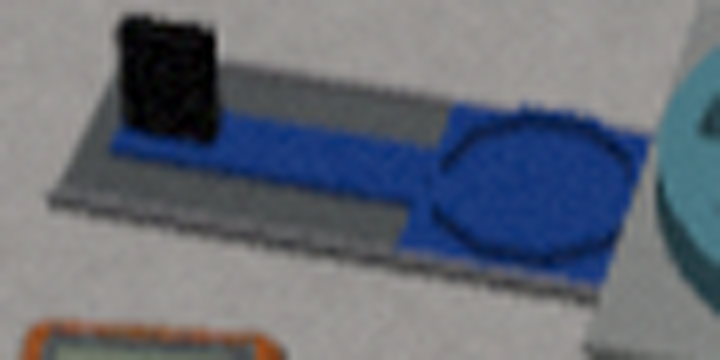

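Run:
```python
from h import *
t=read_camera("top");sc=read_camera("scene")
print(proj(sc,[[.546,.0158,.014],[.546,.0176,.014],[.546,.0158,.016]]))
print(tri(t,(267.5,214.1),sc,(292,243.75)))
go(.546,-.10,.15,-93.8)
```

```text
[[291.64619419 241.27318248]
 [292.25383296 241.34850468]
 [291.65259567 240.76018584]]
(array([0.54699438, 0.01653241, 0.00529706]), np.float64(0.0011342557150905398))
t=7.75 pos [ 0.4379 -0.3714  0.1461] yaw -94.6 q6 -0.75 open 0.0621 | shift [-0.2792 -0.0032  0.086 ] twist -0.8
```

Emit:
send_rows([
  [[-0.279,0,0.086,-0.8],[-0.279,0,0.086,-0.8],[-0.279,0,0.086,-0.8],[-0.279,0,0.086,-0.8],[-0.279,0,0.086,-0.8],[-0.279,0,0.086,-0.8],[-0.279,0,0.086,-0.8],[-0.279,0,0.086,-0.8]],
])

```text
time: 8.55
tool_pos: [0.5452, -0.0992, 0.1449]
tool_rot: [-1.583, 0.006, -1.635]
contact_force: [0.4, 0.1, -1.5]
opening: 0.0621
```

Run:
```python
from h import *
c=read_camera("wrist");cv2.imwrite("pics/w6.png",c["frame"][:,:,::-1]);s,y=ypr();print(s["opening"],s["tool_pos"])
print(proj(c,[.547,.0165,.012]))
```

```text
0.06195691368412568 [ 0.54511584 -0.1002796   0.1452295 ]
[[273.86009859  62.7545496 ]]
```

View pics/w6.png

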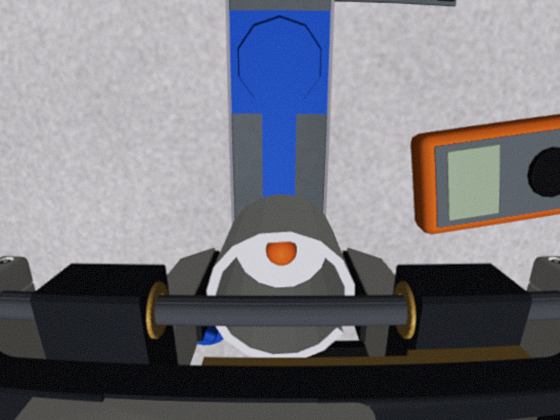

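Run:
```python
from h import *
c=read_camera("wrist")
for p in [(279.5,57),(238,60),(321,60),(280,16),(280,99),(237,110),(331,112),(231,215),(324,215)]: print(p,onz(c,*p,.014)[:2])
hsv=cv2.cvtColor(c["frame"],cv2.COLOR_RGB2HSV)
f=cv2.resize(c["frame"][0:130,200:360,::-1],None,fx=5,fy=5);cv2.imwrite("pics/w7.png",f)
```

```text
(279.5, 57) [0.55222138 0.01936275]
(238, 60) [0.51755275 0.01950991]
(321, 60) [0.58649643 0.0147891 ]
(280, 16) [0.55476586 0.05109111]
(280, 99) [ 0.55036827 -0.01444139]
(237, 110) [ 0.51284081 -0.02096886]
(331, 112) [ 0.59339379 -0.02798151]
(231, 215) [ 0.49770833 -0.11489059]
(324, 215) [ 0.58432595 -0.12036362]
```

View pics/w7.png

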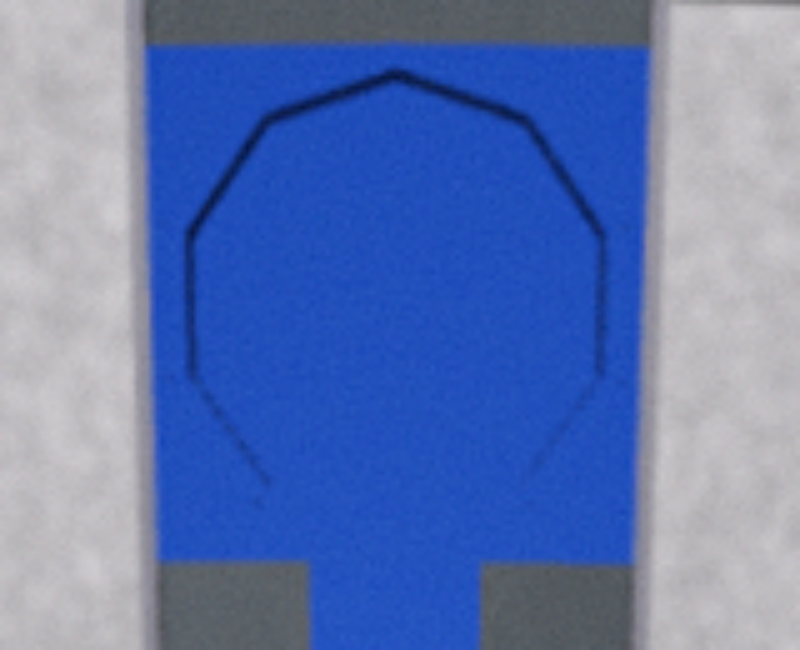

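Run:
```python
from h import *
t=read_camera("top");sc=read_camera("scene");s,y=ypr();p=s["tool_pos"];print(p,s["tool_rot"])
Rm=R.from_euler("xyz",s["tool_rot"]).as_matrix()
for c,n,(x0,y0,w,h) in [(t,"t8",(280,180,80,75)),(sc,"s8b",(215,165,90,80))]:
    f=np.ascontiguousarray(cv2.resize(c["frame"][y0:y0+h,x0:x0+w,::-1],None,fx=8,fy=8,interpolation=cv2.INTER_CUBIC))
    ang=np.linspace(0,2*np.pi,37)
    bot=p[2]-.0176
    for z,r,col in [(bot+.064,.031,(0,0,255)),(bot,.031,(0,255,0)),(bot+.016,.005,(255,0,255))]:
        for a in ang:
            q=proj(c,[p[0]+r*np.cos(a),p[1]+r*np.sin(a),z])[0];cv2.circle(f,tuple(int(v) for v in (q-[x0,y0]+.5)*8),1,col,-1)
    cv2.imwrite(f"pics/{n}.png",f)
```

```text
[ 0.54535889 -0.10151146  0.14616051] [-1.58033124  0.00520775 -1.63906765]
```

View pics/t8.png

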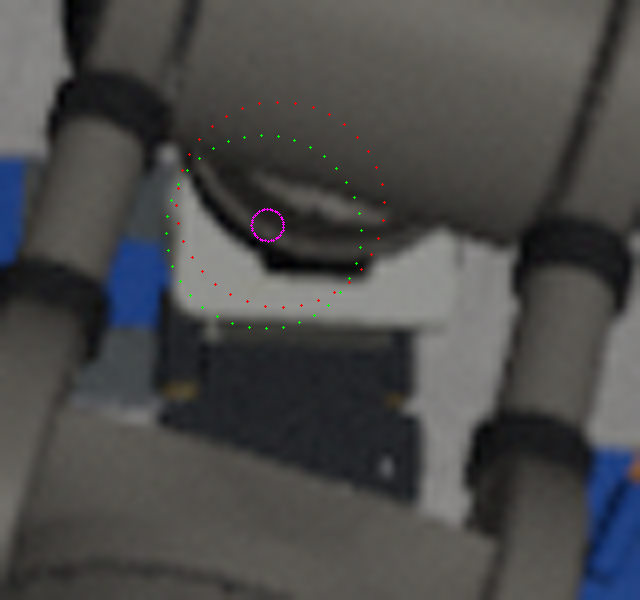

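View pics/s8b.png

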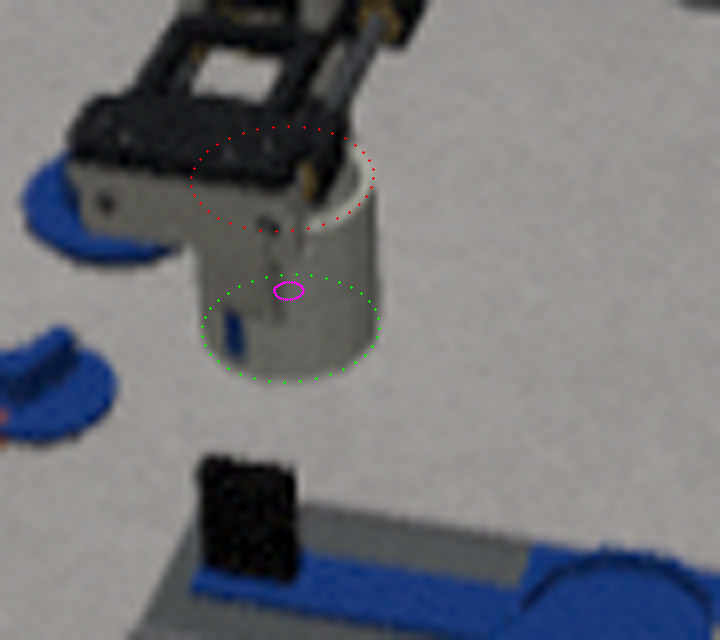

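Run:
```python
from h import *
go(.549,.0165,.045,-93.7)
sc=read_camera("scene");print(onz(sc,292,243.75,.012))
```

```text
t=8.75 pos [ 0.5454 -0.1015  0.1462] yaw -93.9 q6 -0.26 open 0.0621 | shift [-0.1175  0.1018 -0.0034] twist -0.2
[0.55425149 0.01830554 0.012     ]
```

Emit:
send_rows([
  [[-0.05,0,0,0],[-0.1,0,0,0],[-0.118,0,-0.002,0],[-0.118,0.02,-0.002,0],[-0.118,0.06,-0.002,0],[-0.118,0.095,-0.002,0],[-0.118,0.095,-0.002,0],[-0.118,0.095,-0.002,0]],
])

```text
time: 9.6
tool_pos: [0.5509, 0.0161, 0.0525]
tool_rot: [-1.58, 0.005, -1.64]
contact_force: [0.8, -1.0, 0.2]
opening: 0.0619
```

Run:
```python
from h import *
go(.551,.0165,.045,-93.7)
w=read_camera("wrist");cv2.imwrite("pics/w9.png",w["frame"][:,:,::-1])
sc=read_camera("scene");crop(sc,250,190,90,75,8,"pics/s10.png")
t=read_camera("top");crop(t,230,180,80,60,9,"pics/t10.png")
```

```text
t=9.60 pos [0.5509 0.0161 0.0525] yaw -94.0 q6 -0.05 open 0.0619 | shift [-0.0004  0.0075  0.0002] twist -0.3
```

View pics/w9.png

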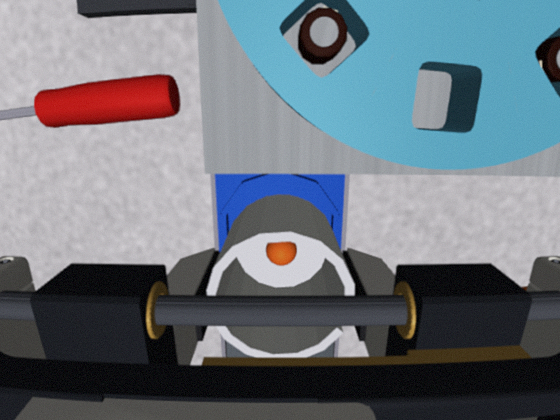

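View pics/s10.png

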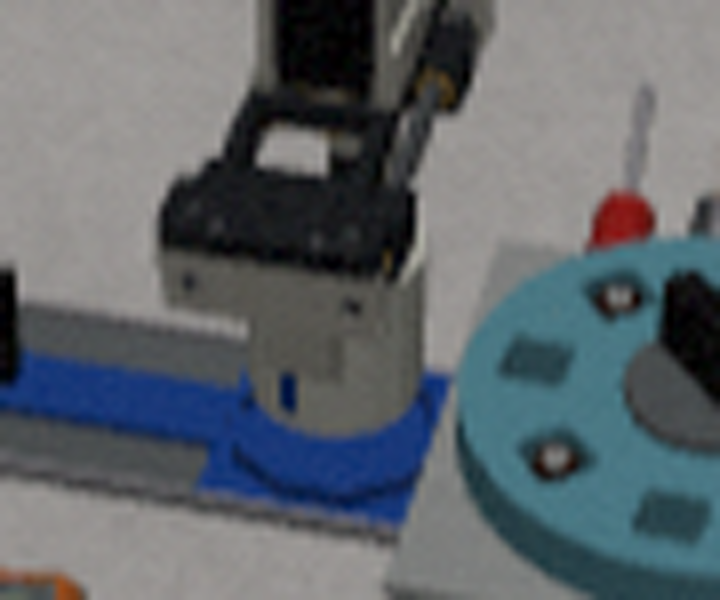

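View pics/t10.png

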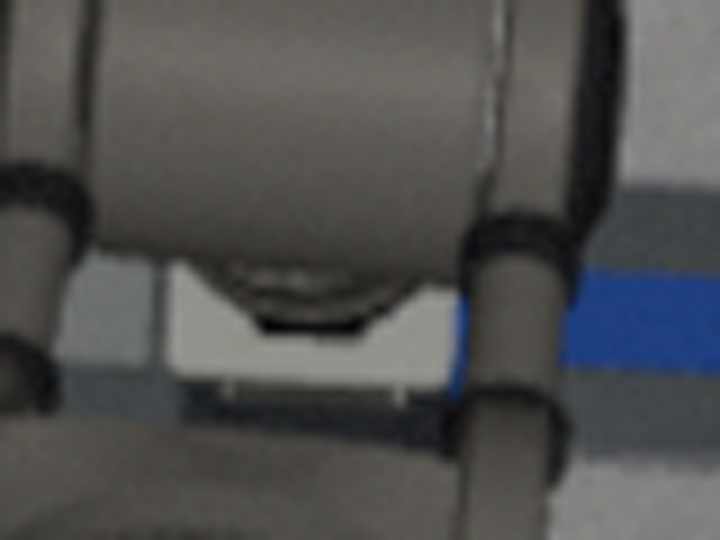

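Emit:
send_rows([
  [[0.001,0.008,0,0.3],[0.001,0.016,0,0.3],[0.001,0.02,0,0.3],[0.001,0.02,0,0.3],[0.001,0.02,0,0.3]],
])

```text
time: 10.25
tool_pos: [0.552, 0.0155, 0.034]
tool_rot: [-1.576, 0.005, -1.645]
contact_force: [-0.0, 0.8, -0.1]
opening: 0.0622
```

Run:
```python
from h import *
go(.551,.0165,.026,-93.7);s,_=ypr();print(s["contact_force"])
sc=read_camera("scene");crop(sc,255,210,60,50,12,"pics/s11.png")
```

```text
t=10.25 pos [0.552  0.0155 0.034 ] yaw -94.3 q6 -0.04 open 0.0622 | shift [-0.0009  0.008  -0.001 ] twist -0.6
[-0.0018927   0.83363756 -0.08909209]
```

View pics/s11.png

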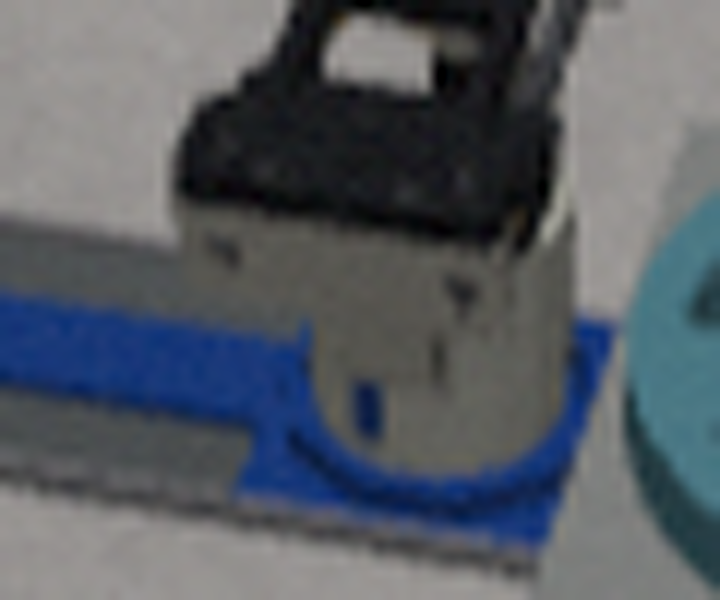

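Emit:
send_rows([
  [[0.0005,0.003,-0.0005,-0.6],[0.0005,0.006,-0.0005,-0.6],[0.0005,0.008,-0.0005,-0.6],[0.0005,0.009,-0.0005,-0.6],[0.0005,0.009,-0.0005,-0.6]],
])

```text
time: 10.8
tool_pos: [0.5515, 0.0151, 0.0257]
tool_rot: [-1.576, 0.005, -1.635]
contact_force: [-1.8, 0.2, 5.6]
opening: 0.0621
```

Run:
```python
from h import *
go(.551,.0165,.026,-93.7);s,_=ypr();print(s["contact_force"])
sc=read_camera("scene");crop(sc,255,210,60,50,12,"pics/s12.png")
```

```text
t=10.80 pos [0.5515 0.0151 0.0257] yaw -93.7 q6 -0.05 open 0.0621 | shift [-0.0014 -0.0003 -0.0006] twist 0.0
[-1.80831753  0.17300564  5.60244064]
```

View pics/s12.png

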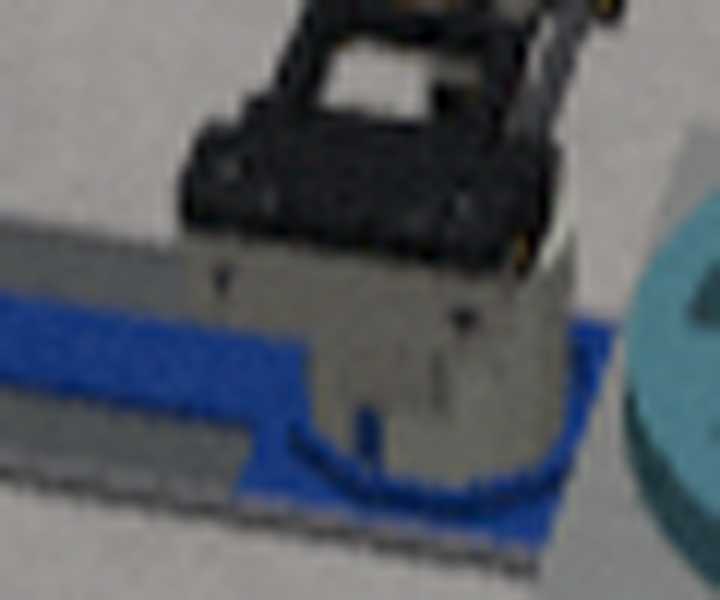

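Emit:
send_rows([
  [[0,0,0,0],[0,0,0,0],[0,0,0,0],[0,-0.03,0,0],[0,-0.07,0,0],[0,-0.11,0,-8],[0.04,-0.12,0,-16],[0.08,-0.12,0,-24]],
], gripper=1.0)

```text
time: 11.65
tool_pos: [0.5484, -0.0657, 0.1479]
tool_rot: [-1.569, 0.004, -1.207]
contact_force: [0.3, -0.1, -0.4]
opening: 0.0918
```

Run:
```python
from h import *
go(.541,-.122,.11,-3.7)
sc=read_camera("scene");crop(sc,225,190,100,75,8,"pics/s13.png")
```

```text
t=11.65 pos [ 0.5484 -0.0657  0.1479] yaw -69.2 q6 -0.63 open 0.0918 | shift [ 0.0501  0.0377 -0.027 ] twist -65.5
```

View pics/s13.png

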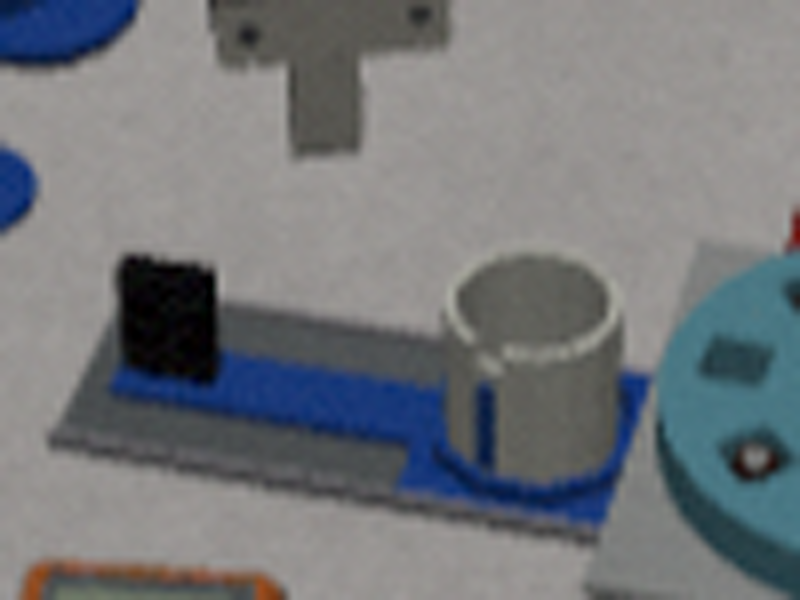

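Run:
```python
from h import *
go(.541,-.122,.09,-93.7)
```

```text
t=11.70 pos [ 0.5474 -0.072   0.1466] yaw -68.7 q6 -0.64 open 0.0922 | shift [ 0.0444  0.0566 -0.024 ] twist 25.0
```

Emit:
send_rows([
  [[0.044,0.03,-0.024,8.5],[0.044,0.057,-0.024,17],[0.044,0.057,-0.024,25],[0.044,0.057,-0.024,25],[0.044,0.057,-0.024,25]],
])

```text
time: 12.2
tool_pos: [0.5412, -0.1215, 0.0898]
tool_rot: [-1.572, 0.001, -1.632]
contact_force: [0.3, -0.2, 0.6]
opening: 0.092
```

Run:
```python
from h import *
go(.541,-.122,.014,-93.7)
w=read_camera("wrist");cv2.imwrite("pics/w14.png",w["frame"][:,:,::-1])
sc=read_camera("scene");crop(sc,215,190,100,75,8,"pics/s14.png")
```

```text
t=12.20 pos [ 0.5412 -0.1215  0.0898] yaw -93.5 q6 -0.30 open 0.0920 | shift [ 0.0005  0.0758 -0.0001] twist 0.2
```

View pics/w14.png

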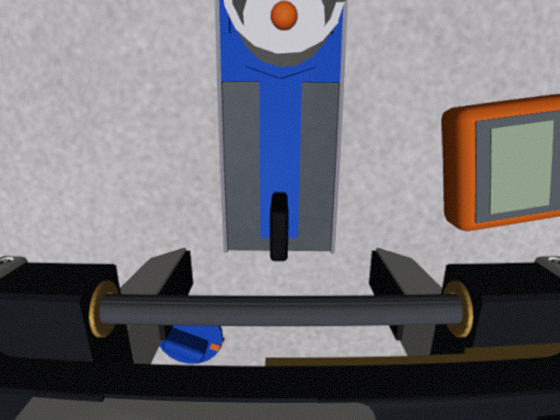

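View pics/s14.png

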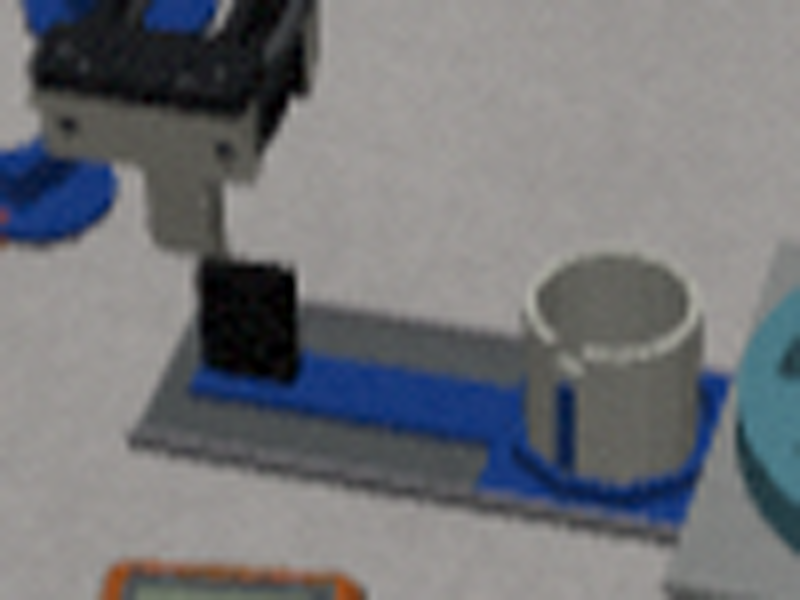

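Run:
```python
from h import *
sc=read_camera("scene");w=read_camera("wrist")
print(onz(sc,215+250/8,190+266/8,.058),onz(sc,215+203/8,190+265/8,.058),onz(sc,215+298/8,190+268/8,.058))
print(onz(w,279,193,.058),onz(w,279,252,.058))
s,_=ypr();p=s["tool_pos"];Rm=R.from_euler("xyz",s["tool_rot"]).as_matrix()
for o in [(0,-.014,.05),(.0095,-.014,.05),(-.0095,-.014,.046)]:
    a=proj(sc,p+Rm@np.array(o))[0];print((a-[215,190])*8)
```

```text
[ 0.5415106  -0.11955028  0.058     ] [ 0.5441158  -0.13654101  0.058     ] [ 0.53940014 -0.10208831  0.058     ]
[ 0.54363579 -0.09371802  0.058     ] [ 0.54108958 -0.13302885  0.058     ]
[194.05605912 251.16020105]
[168.0737688  246.91614886]
[223.73697947 248.32282763]
```

Emit:
send_rows([
  [[-0.003,0.04,0,0.2],[-0.003,0.076,0,0.2],[-0.003,0.076,0,0.2],[-0.003,0.076,0,0.2]],
])

```text
time: 12.8
tool_pos: [0.5417, -0.1181, 0.0147]
tool_rot: [-1.572, 0.001, -1.636]
contact_force: [-0.2, 0.4, 0.4]
opening: 0.0921
```

Emit:
send_rows([
  [[0,0,0,0],[0,0,0,0],[0,0,0,0],[0,0,0,0],[0,0,0,0],[0,0,0,0],[0,0,0,0],[0,0,0,0]],
], gripper=0.0, grip_force=15)

```text
time: 13.6
tool_pos: [0.5417, -0.1181, 0.0147]
tool_rot: [-1.572, 0.001, -1.636]
contact_force: [0.3, -0.9, 0.4]
opening: 0.0326
```

Run:
```python
from h import *
go(.541,-.122,.014,-93.7);s,_=ypr();print(s["contact_force"])
```

```text
t=13.60 pos [ 0.5417 -0.1181  0.0147] yaw -93.7 q6 -0.29 open 0.0326 | shift [ 0.0039  0.0007 -0.0004] twist -0.0
[ 0.31093548 -0.87109437  0.37644762]
```

Emit:
send_rows([
  [[0,0,0,0],[0,0,0,0],[0,0,0,0],[0,0,0,0],[-0.02,0,0,0],[-0.04,0,0,0],[-0.06,0,0,0],[-0.06,0,0,0]],
])

```text
time: 14.4
tool_pos: [0.5445, -0.0561, 0.0145]
tool_rot: [-1.575, 0.002, -1.634]
contact_force: [-3.9, 1.6, 1.7]
opening: 0.0116
```

Emit:
send_rows([
  [[-0.02,0,0,0],[-0.04,0,0,0],[-0.055,0,0,0],[-0.065,0,0,0],[-0.07,0,0,0],[-0.07,0,0,0]],
])

```text
time: 15.0
tool_pos: [0.5495, 0.0143, 0.0146]
tool_rot: [-1.574, 0.002, -1.634]
contact_force: [3.0, 2.5, -3.8]
opening: 0.0123
```

Run:
```python
from h import *
go(.541,-.122,.014,-93.7);s,_=ypr();print(s["contact_force"])
sc=read_camera("scene");crop(sc,215,180,140,110,5.5,"pics/s15.png")
```

```text
t=15.00 pos [0.5495 0.0143 0.0146] yaw -93.6 q6 -0.05 open 0.0123 | shift [1.365e-01 3.000e-04 1.000e-04] twist 0.1
[ 2.97468655  2.45283384 -3.77183722]
```

View pics/s15.png

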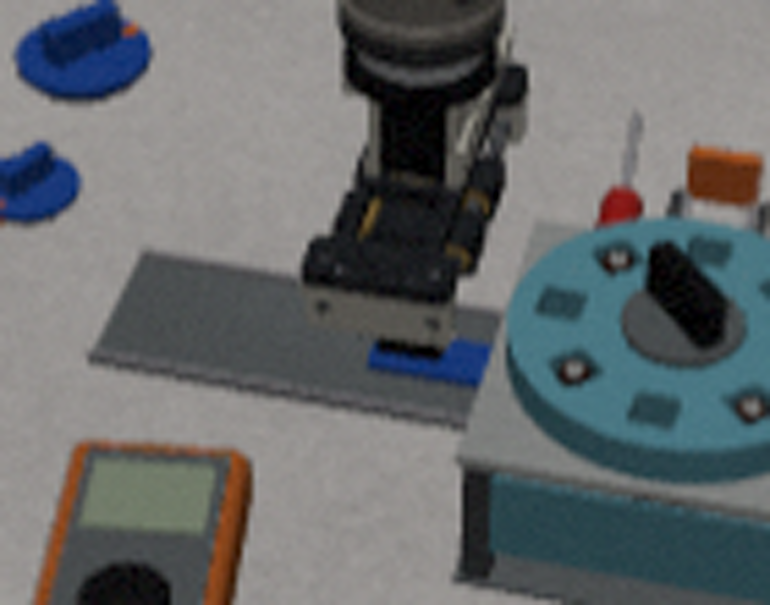

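Emit:
send_rows([
  [[-0.004,0,0,0],[-0.008,0,0,0],[-0.008,0,0,0],[-0.008,0,0,0]],
])

```text
time: 15.45
tool_pos: [0.55, 0.0221, 0.0146]
tool_rot: [-1.573, 0.002, -1.634]
contact_force: [2.0, 1.8, -3.3]
opening: 0.0119
```

Emit:
send_rows([
  [[-0.003,0,0,0],[-0.004,0,0,0],[-0.004,0,0,0],[-0.004,0,0,0]],
])

```text
time: 15.85
tool_pos: [0.5501, 0.0236, 0.0146]
tool_rot: [-1.574, -0.001, -1.634]
contact_force: [-0.6, -13.2, -2.6]
opening: 0.012
```

Emit:
send_rows([
  [[0,0,0,0],[0,0,0,0],[0,0,0,0],[0,-0.03,0,0],[0,-0.08,0,-8],[0,-0.13,0,-16],[0,-0.18,0,-24],[0,-0.2,0,-32]],
], gripper=0.5)

```text
time: 16.65
tool_pos: [0.5524, 0.0241, 0.2201]
tool_rot: [-1.567, -0.003, -1.069]
contact_force: [-0.3, -0.4, 0.6]
opening: 0.0454
```

Run:
```python
from h import *
go(.619,.153,.22,38.2)
```

```text
t=16.65 pos [0.5524 0.0241 0.2201] yaw -61.3 q6 -0.60 open 0.0454 | shift [-0.081   0.0003  0.1204] twist -99.5
```

Emit:
send_rows([
  [[-0.01,0,0.015,-8.5],[-0.02,0,0.03,-17],[-0.03,0,0.045,-25.5],[-0.04,0,0.06,-34],[-0.05,0,0.075,-42.5],[-0.06,0,0.09,-51],[-0.07,0,0.105,-59.5],[-0.081,0,0.12,-68]],
])

```text
time: 17.45
tool_pos: [0.6186, 0.154, 0.2202]
tool_rot: [-1.572, -0.004, 0.125]
contact_force: [1.3, 0.0, 1.1]
opening: 0.0455
```

Run:
```python
from h import *
go(.619,.153,.22,38.2)
```

```text
t=17.45 pos [0.6186 0.154  0.2202] yaw 7.1 q6 -1.57 open 0.0455 | shift [ 0.0003  0.0003 -0.001 ] twist -31.1
```

Emit:
send_rows([
  [[0,0,0,-8.5],[0,0,0,-17],[0,0,0,-25.5],[0,0,0,-31.1],[0,0,0,-31.1]],
])

```text
time: 17.95
tool_pos: [0.6183, 0.1544, 0.2202]
tool_rot: [-1.574, -0.003, 0.669]
contact_force: [-0.7, -0.0, 0.5]
opening: 0.0458
```

Run:
```python
from h import *
go(.619,.153,.22,38.2)
w=read_camera("wrist");cv2.imwrite("pics/w16.png",w["frame"][:,:,::-1])
print(proj(w,[[.619,.153,.144],[.6168,.1523,.144]]))
sc=read_camera("scene");crop(sc,285,180,110,120,5,"pics/s16.png")
```

```text
t=17.95 pos [0.6183 0.1544 0.2202] yaw 38.3 q6 -2.11 open 0.0458 | shift [-0.0003  0.0002 -0.0016] twist 0.1
[[280.44298868 212.57211418]
 [281.51408563 209.85742273]]
```

View pics/w16.png

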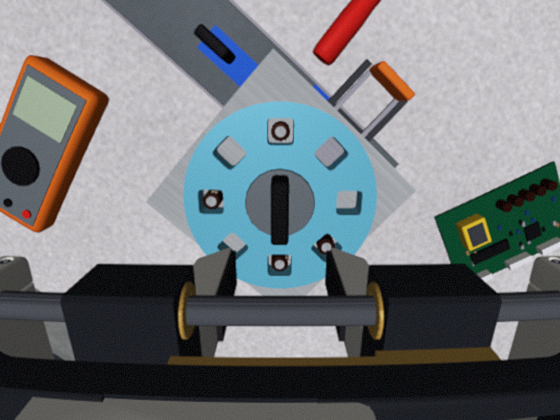

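View pics/s16.png

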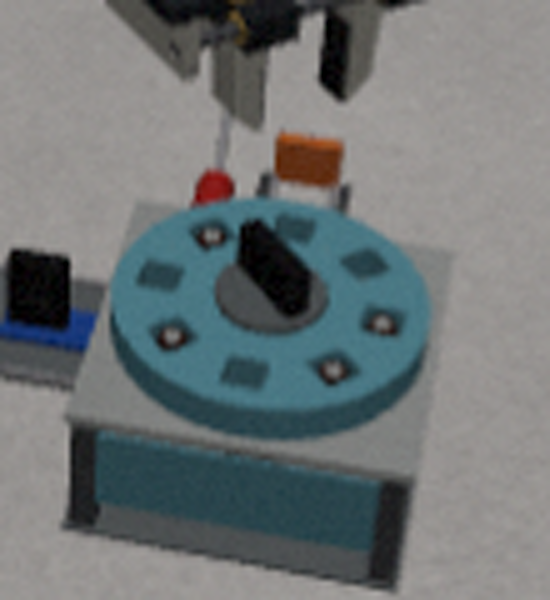

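Emit:
send_rows([
  [[0,0.04,-0.001,0],[0,0.08,-0.001,0],[0,0.116,-0.001,0],[0,0.116,-0.001,0]],
])

```text
time: 18.45
tool_pos: [0.619, 0.1535, 0.1029]
tool_rot: [-1.573, -0.002, 0.663]
contact_force: [-0.2, -0.9, -0.7]
opening: 0.0457
```

Emit:
send_rows([
  [[0,0,0,0],[0,0,0,0],[0,0,0,0],[0,0,0,0],[0,0,0,0],[0,0,0,0]],
], gripper=0.0, grip_force=20)

```text
time: 19.05
tool_pos: [0.6191, 0.1535, 0.103]
tool_rot: [-1.573, -0.002, 0.662]
contact_force: [0.9, -0.8, 0.6]
opening: 0.0137
```

Run:
```python
from h import *
go(.619,.153,.104,-3.7);s,_=ypr();print(s["contact_force"])
```

```text
t=19.05 pos [0.6191 0.1535 0.103 ] yaw 37.9 q6 -2.11 open 0.0137 | shift [-0.0004 -0.001  -0.0004] twist 41.6
[ 0.89533451 -0.78252762  0.59992328]
```

Emit:
send_rows([
  [[0,0,0,7],[0,0,0,14],[0,0,0,21],[0,0,0,28],[0,0,0,35],[0,0,0,41.6],[0,0,0,41.6],[0,0,0,41.6]],
])

```text
time: 19.85
tool_pos: [0.619, 0.154, 0.103]
tool_rot: [-1.571, -0.003, -0.061]
contact_force: [-0.6, 3.1, 0.2]
opening: 0.0138
```

Run:
```python
from h import *
go(.619,.153,.104,-3.7);s,_=ypr();print(s["contact_force"])
```

```text
t=19.85 pos [0.619 0.154 0.103] yaw -3.5 q6 -1.39 open 0.0138 | shift [ 0.0001 -0.001  -0.001 ] twist 0.2
[-0.59408422  3.1030156   0.17831558]
```

Emit:
send_rows([
  [[0,0,0,0.2],[0,0,0,0.2],[0,0,0,0.2],[0,-0.04,0,0.2],[0,-0.08,0,0.2],[-0.04,-0.09,0,0.2],[-0.09,-0.09,0,0.2],[-0.14,-0.09,0,0.2]],
], gripper=0.4)

```text
time: 20.65
tool_pos: [0.4776, 0.1622, 0.1929]
tool_rot: [-1.57, -0.004, -0.064]
contact_force: [-0.2, 0.8, -0.6]
opening: 0.0368
```

Run:
```python
from h import *
go(.4543,.1637,.074,-3.7)
w=read_camera("wrist");cv2.imwrite("pics/w17.png",w["frame"][:,:,::-1])
sc=read_camera("scene");crop(sc,285,180,110,120,5,"pics/s17.png")
```

```text
t=20.65 pos [0.4776 0.1622 0.1929] yaw -3.7 q6 -1.33 open 0.0368 | shift [-2.380e-02  1.188e-01 -1.000e-04] twist 0.0
```

View pics/w17.png

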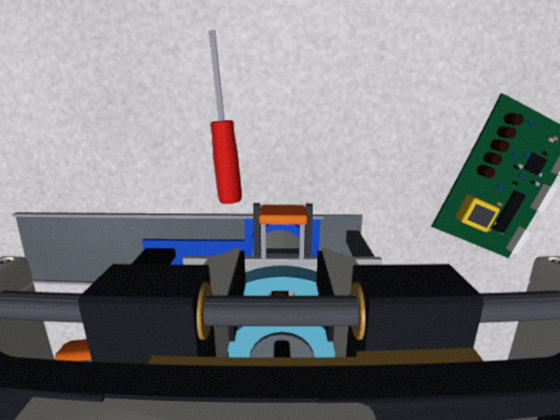

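View pics/s17.png

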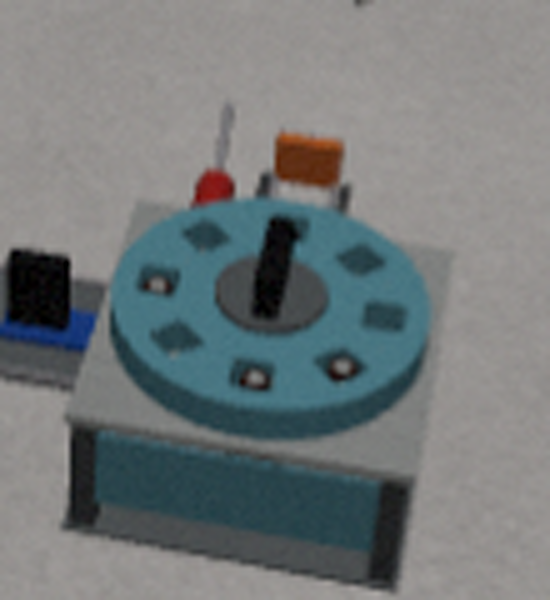

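Emit:
send_rows([
  [[-0.026,0,0,0],[-0.026,0.03,0,0],[-0.026,0.07,0,0],[-0.026,0.105,0,0],[-0.026,0.119,0,0],[-0.026,0.119,0,0],[-0.026,0.119,0,0]],
], gripper=0.0)

```text
time: 21.45
tool_pos: [0.4455, 0.1639, 0.0731]
tool_rot: [-1.572, 0.004, -0.062]
contact_force: [-0.0, -0.1, 0.8]
opening: 0.0004
```

Run:
```python
from h import *
go(.4543,.1637,.074,-3.7);s,_=ypr();print(s["contact_force"])
sc=read_camera("scene");crop(sc,305,170,90,70,8,"pics/s18.png")
```

```text
t=21.45 pos [0.4455 0.1639 0.0731] yaw -3.5 q6 -1.32 open 0.0004 | shift [ 0.0088 -0.0009  0.0004] twist 0.2
[-0.01472304 -0.07502942  0.81281312]
```

View pics/s18.png

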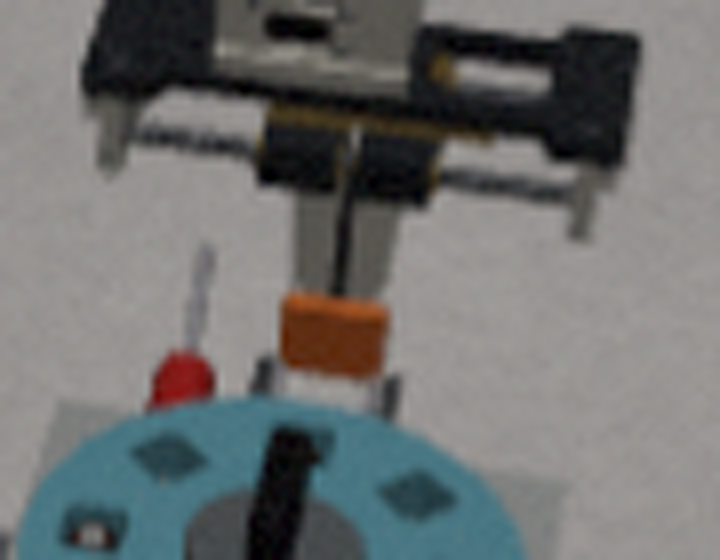

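Emit:
send_rows([
  [[0.015,0,0,0],[0.025,0,0,0],[0.035,0,0,0],[0.045,0,0,0],[0.052,0,0,0],[0.057,0,0,0],[0.06,0,0,0],[0.06,0,0,0]],
])

```text
time: 22.3
tool_pos: [0.5057, 0.1602, 0.0733]
tool_rot: [-1.572, 0.004, -0.062]
contact_force: [-4.9, -0.6, 2.7]
opening: 0.0004
```

Emit:
send_rows([
  [[0.002,0,0,0],[0.003,0,0,0],[0.003,0,0,0]],
])

```text
time: 22.6
tool_pos: [0.5065, 0.1601, 0.0731]
tool_rot: [-1.572, 0.008, -0.062]
contact_force: [-10.1, 0.4, 7.0]
opening: 0.0004
```

Run:
```python
from h import *
sc=read_camera("scene");crop(sc,295,170,100,110,6,"pics/s19.png")
w=read_camera("wrist");cv2.imwrite("pics/w19.png",w["frame"][:,:,::-1])
go(0.44,.164,.074,-3.7)
```

```text
t=22.70 pos [0.5066 0.16   0.0731] yaw -3.5 q6 -1.35 open 0.0006 | shift [-0.0667 -0.0004 -0.0001] twist 0.2
```

View pics/s19.png

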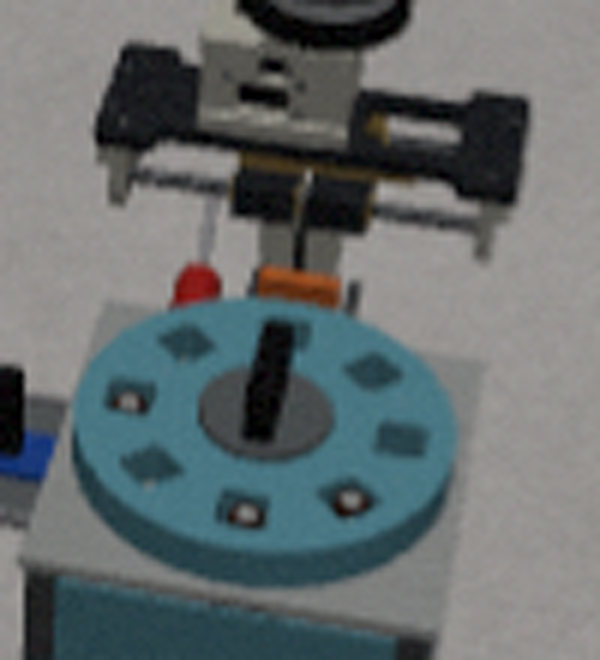

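View pics/w19.png

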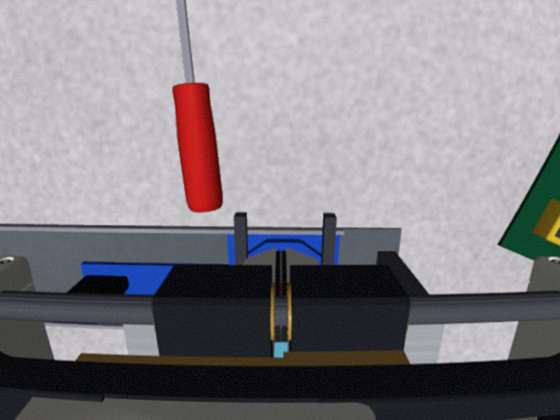

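Emit:
send_rows([
  [[-0.03,0,0,0],[-0.06,0,0,0],[-0.065,-0.03,0,0],[-0.065,-0.08,0,0],[-0.03,-0.12,0,0],[0.02,-0.12,0,0],[0.06,-0.12,0,0],[0.06,-0.12,0,0]],
])

```text
time: 23.5
tool_pos: [0.5723, 0.1556, 0.1918]
tool_rot: [-1.572, 0.004, -0.063]
contact_force: [-0.2, -0.4, -0.4]
opening: 0.0005
```

Run:
```python
from h import *
go(.619,.1535,.104,-3.7)
w=read_camera("wrist");cv2.imwrite("pics/w20.png",w["frame"][:,:,::-1])
```

```text
t=23.50 pos [0.5723 0.1556 0.1918] yaw -3.6 q6 -1.37 open 0.0005 | shift [0.047  0.0877 0.001 ] twist 0.1
```

View pics/w20.png

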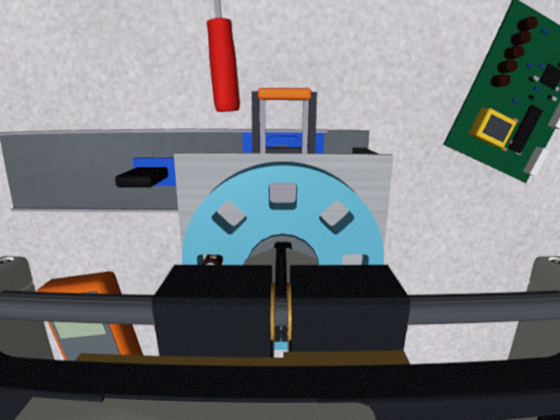

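Emit:
send_rows([
  [[0.03,0,0.001,0],[0.047,0,0.001,0],[0.047,0,0.001,0],[0.047,0,0.001,0],[0.047,0.04,0.001,0],[0.047,0.075,0.001,0],[0.047,0.088,0.001,0],[0.047,0.088,0.001,0]],
], gripper=0.4)

```text
time: 24.35
tool_pos: [0.6145, 0.1541, 0.1033]
tool_rot: [-1.573, 0.009, -0.062]
contact_force: [0.2, -0.2, 0.1]
opening: 0.0366
```

Run:
```python
from h import *
go(.619,.1535,.104,-3.7)
```

```text
t=24.35 pos [0.6145 0.1541 0.1033] yaw -3.6 q6 -1.38 open 0.0366 | shift [ 0.0045 -0.0007 -0.0004] twist 0.1
```

Emit:
send_rows([
  [[0,0,0,0],[0,0,0,0],[0,0,0,0],[0,0,0,0],[0,0,0,0]],
], gripper=0.0)

```text
time: 24.85
tool_pos: [0.6147, 0.1542, 0.104]
tool_rot: [-1.572, 0.008, -0.062]
contact_force: [-1.6, 0.3, 5.1]
opening: 0.0139
```

Run:
```python
from h import *
go(.619,.1535,.104,-93.7)
```

```text
t=24.85 pos [0.6147 0.1542 0.104 ] yaw -3.6 q6 -1.38 open 0.0139 | shift [ 0.0044 -0.0001 -0.0005] twist 90.1
```

Emit:
send_rows([
  [[0,0,0,0],[0,0,0,0],[0.0044,0,0,0],[0.0044,0,0,0],[0.0044,0,0,0]],
], gripper=0.25)

```text
time: 25.35
tool_pos: [0.6192, 0.1539, 0.1037]
tool_rot: [-1.572, 0.008, -0.063]
contact_force: [-1.1, 0.0, 0.3]
opening: 0.023
```

Emit:
send_rows([
  [[0,0,0,0],[0,0,0,0],[0,0,0,0],[0,0,0,0]],
], gripper=0.0)

```text
time: 25.75
tool_pos: [0.6191, 0.154, 0.1035]
tool_rot: [-1.572, 0.008, -0.063]
contact_force: [0.9, 0.6, -1.0]
opening: 0.0139
```

Run:
```python
from h import *
go(.619,.1535,.104,-93.7)
```

```text
t=25.75 pos [0.6191 0.154  0.1035] yaw -3.6 q6 -1.38 open 0.0139 | shift [-0.0001 -0.0005 -0.0005] twist 90.1
```

Emit:
send_rows([
  [[0,0,0,8],[0,0,0,16],[0,0,0,24],[0,0,0,32],[0,0,0,40],[0,0,0,48],[0,0,0,56],[0,0,0,64]],
])

```text
time: 26.55
tool_pos: [0.6193, 0.1542, 0.1035]
tool_rot: [-1.578, 0.002, -1.185]
contact_force: [0.6, 0.3, -1.5]
opening: 0.0139
```

Run:
```python
from h import *
go(.619,.1535,.104,-93.7)
```

```text
t=26.55 pos [0.6193 0.1542 0.1035] yaw -67.9 q6 -0.26 open 0.0139 | shift [ 0.0005 -0.0005 -0.0005] twist 25.8
```

Emit:
send_rows([
  [[0,0,0,8],[0,0,0,16],[0,0,0,24],[0,0,0,25.8],[0,0,0,25.8],[0,0,0,25.8]],
])

```text
time: 27.15
tool_pos: [0.6194, 0.1542, 0.1035]
tool_rot: [-1.578, -0.001, -1.635]
contact_force: [0.5, 1.0, -2.0]
opening: 0.014
```

Emit:
send_rows([
  [[0,0,0,0],[0,0,0,0],[0,0,0,0],[0,-0.04,0,0],[0,-0.08,0,-8],[0,-0.1,-0.04,-16],[0,-0.1,-0.08,-24],[0,-0.1,-0.12,-32]],
], gripper=0.4)

```text
time: 27.95
tool_pos: [0.4993, 0.1619, 0.2051]
tool_rot: [-1.576, 0.003, -1.07]
contact_force: [-0.1, -0.1, 0.5]
opening: 0.0369
```

Run:
```python
from h import *
go(.447,.1642,.18,-3.7)
sc=read_camera("scene");crop(sc,285,180,110,120,5,"pics/s21.png")
```

```text
t=27.95 pos [0.4993 0.1619 0.2051] yaw -61.3 q6 -0.33 open 0.0369 | shift [-0.027   0.0254 -0.0446] twist -57.6
```

View pics/s21.png

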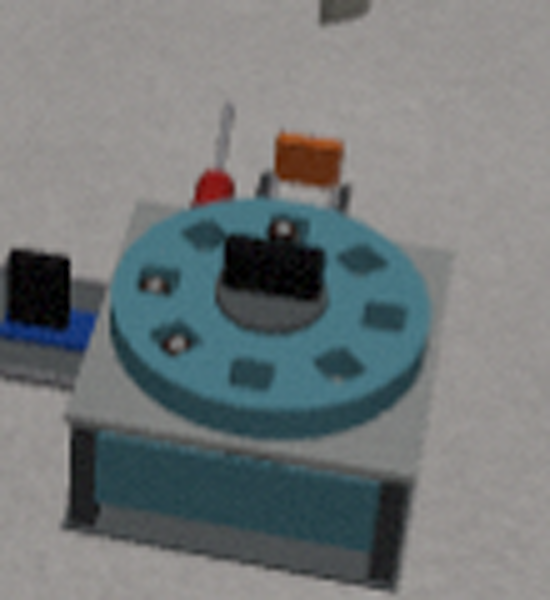

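Emit:
send_rows([
  [[-0.01,0,-0.02,-8.5],[-0.027,0,-0.045,-17],[-0.027,0,-0.045,-25.5],[-0.027,0,-0.045,-34],[-0.027,0.02,-0.045,-42.5],[-0.027,0.02,-0.045,-51],[-0.027,0.02,-0.045,-57.6],[-0.027,0.02,-0.045,-57.6]],
], gripper=0.0)

```text
time: 28.8
tool_pos: [0.4391, 0.1638, 0.1848]
tool_rot: [-1.573, 0.015, -0.056]
contact_force: [-0.0, -0.4, -0.3]
opening: 0.0005
```

Run:
```python
from h import *
go(.447,.1640,.074,-3.7)
```

```text
t=28.80 pos [0.4391 0.1638 0.1848] yaw -3.2 q6 -1.32 open 0.0005 | shift [0.0095 0.1107 0.0008] twist 0.5
```

Emit:
send_rows([
  [[0,0.04,0,0.5],[0,0.08,0,0.5],[0,0.111,0,0.5],[0,0.111,0,0.5],[0.01,0.111,0,0.5],[0.02,0.111,0,0.5],[0.03,0.111,0,0.5],[0.035,0.111,0,0.5]],
])

```text
time: 29.6
tool_pos: [0.4743, 0.1618, 0.0745]
tool_rot: [-1.572, 0.012, -0.065]
contact_force: [-2.0, 0.3, 1.6]
opening: 0.0008
```

Run:
```python
from h import *
go(.5066,.160,.074,-3.7);s,_=ypr();print(s["contact_force"],s["tool_rot"])
```

```text
t=29.60 pos [0.4743 0.1618 0.0745] yaw -3.7 q6 -1.33 open 0.0008 | shift [0.0324 0.0001 0.0003] twist -0.0
[-1.97497003  0.31006997  1.63991515] [-1.57219536  0.012358   -0.06508428]
```

Emit:
send_rows([
  [[0.01,0,0,0],[0.02,0,0,0],[0.027,0,0,0],[0.031,0,0,0],[0.034,0,0,0],[0.035,0,0,0],[0.035,0,0,0],[0.035,0,0,0]],
])

```text
time: 30.4
tool_pos: [0.5062, 0.1596, 0.0738]
tool_rot: [-1.573, 0.019, -0.065]
contact_force: [-12.1, -0.5, 8.1]
opening: 0.0004
```

Emit:
send_rows([
  [[-0.03,0,0,0],[-0.06,0,0,0],[-0.065,-0.04,0,0],[-0.065,-0.09,0,-8],[-0.03,-0.12,0,-16],[0.02,-0.12,0,-24],[0.06,-0.12,0,-32],[0.08,-0.12,0,-40]],
])

```text
time: 31.2
tool_pos: [0.5918, 0.154, 0.1923]
tool_rot: [-1.562, 0.013, 0.638]
contact_force: [-0.3, 1.1, -0.5]
opening: 0.0003
```

Run:
```python
from h import *
go(.619,.154,.18,86.3)
sc=read_camera("scene");crop(sc,285,180,110,120,5,"pics/s22.png")
```

```text
t=31.20 pos [0.5918 0.154  0.1923] yaw 36.6 q6 -2.08 open 0.0003 | shift [ 0.022   0.0118 -0.0163] twist -49.7
```

View pics/s22.png

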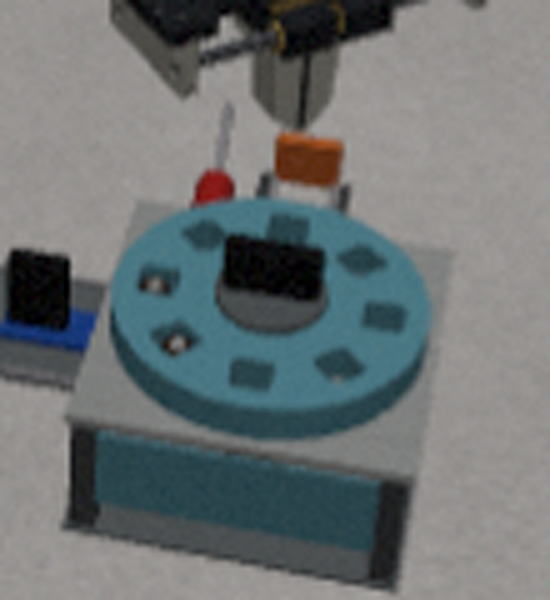

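Emit:
send_rows([
  [[0.022,0,-0.016,-8.5],[0.022,0,-0.016,-17],[0.022,0,-0.016,-25.5],[0.022,0,-0.016,-34],[0.022,0,-0.016,-42.5],[0.022,0,-0.016,-49.7],[0.022,0.01,-0.016,-49.7],[0.022,0.01,-0.016,-49.7]],
], gripper=0.4)

```text
time: 32.05
tool_pos: [0.6195, 0.1539, 0.1794]
tool_rot: [-1.554, 0.003, 1.508]
contact_force: [0.2, -0.2, -0.9]
opening: 0.0365
```

Run:
```python
from h import *
go(.619,.154,.104,86.3);s,_=ypr();print(s["tool_rot"])
w=read_camera("wrist");cv2.imwrite("pics/w23.png",w["frame"][:,:,::-1])
```

```text
t=32.05 pos [0.6195 0.1539 0.1794] yaw 86.4 q6 -2.96 open 0.0365 | shift [ 0.0002  0.0754 -0.0008] twist 0.1
[-1.55381139  0.00252766  1.50814246]
```

View pics/w23.png

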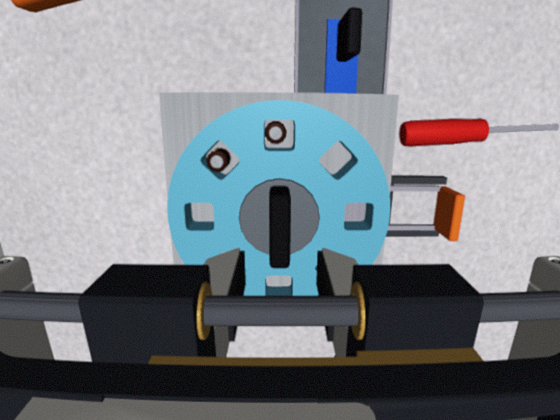

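Emit:
send_rows([
  [[0,0.04,0,0],[0,0.075,0,0],[0,0.075,0,0],[0,0.075,0,0]],
])

```text
time: 32.5
tool_pos: [0.6183, 0.1538, 0.1047]
tool_rot: [-1.554, 0.003, 1.506]
contact_force: [-0.3, -0.8, 0.2]
opening: 0.0365
```

Emit:
send_rows([
  [[0,0,0,0],[0,0,0,0],[0,0,0,0],[0,0,0,0],[0,0,0,0]],
], gripper=0.0)

```text
time: 33.0
tool_pos: [0.6191, 0.1538, 0.105]
tool_rot: [-1.556, 0.002, 1.506]
contact_force: [2.5, -0.4, -0.8]
opening: 0.0139
```

Run:
```python
from h import *
go(.619,.154,.104,-3.7);s,_=ypr();print(s["tool_rot"],s["contact_force"])
```

```text
t=33.00 pos [0.6191 0.1538 0.105 ] yaw 86.3 q6 -2.95 open 0.0139 | shift [0.0002 0.001  0.0001] twist 90.0
[-1.55576507  0.00234352  1.5060927 ] [ 2.45180965 -0.40548695 -0.77106406]
```

Emit:
send_rows([
  [[0,0,0,8],[0,0,0,16],[0,0,0,24],[0,0,0,32],[0,0,0,40],[0,0,0,48],[0,0,0,56],[0,0,0,64]],
])

```text
time: 33.8
tool_pos: [0.619, 0.1539, 0.105]
tool_rot: [-1.566, 0.015, 0.383]
contact_force: [1.2, 0.5, -1.0]
opening: 0.0136
```

Run:
```python
from h import *
go(.619,.154,.104,-3.7)
```

```text
t=33.80 pos [0.619  0.1539 0.105 ] yaw 22.0 q6 -1.83 open 0.0136 | shift [0.     0.001  0.0001] twist 25.7
```

Emit:
send_rows([
  [[0,0,0,8],[0,0,0,16],[0,0,0,24],[0,0,0,25.7],[0,0,0,25.7],[0,0,0,25.7]],
])

```text
time: 34.4
tool_pos: [0.619, 0.154, 0.105]
tool_rot: [-1.573, 0.015, -0.063]
contact_force: [0.4, 0.2, -0.4]
opening: 0.0136
```

Emit:
send_rows([
  [[0,0,0,0],[0,0,0,0],[0,0,0,0],[0,-0.04,0,0],[0,-0.08,0,0],[-0.05,-0.08,0,0],[-0.1,-0.08,0,0],[-0.15,-0.08,0,0]],
], gripper=0.4)

```text
time: 35.2
tool_pos: [0.4687, 0.1633, 0.1874]
tool_rot: [-1.573, 0.015, -0.063]
contact_force: [-0.8, 0.1, 0.2]
opening: 0.0368
```

Run:
```python
from h import *
go(.447,.1640,.074,-3.7)
sc=read_camera("scene");crop(sc,285,180,110,120,5,"pics/s24.png")
```

```text
t=35.20 pos [0.4687 0.1633 0.1874] yaw -3.6 q6 -1.33 open 0.0368 | shift [-0.02    0.1137 -0.0005] twist 0.1
```

View pics/s24.png

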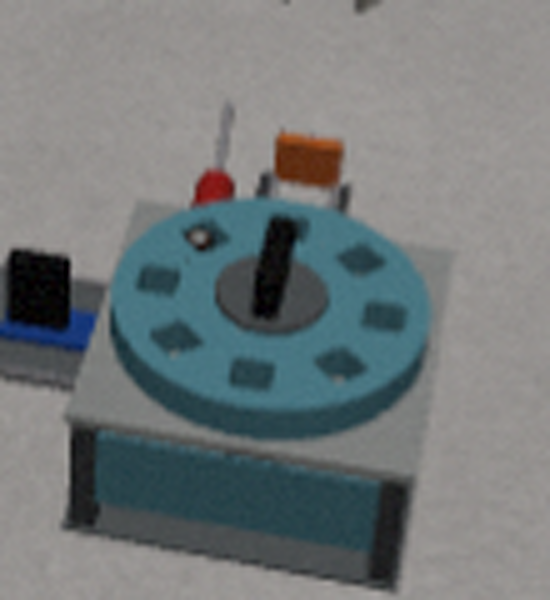

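Good. Drop and push.

Emit:
send_rows([
  [[-0.026,0,0,0],[-0.026,0,0,0],[-0.026,0.04,0,0],[-0.026,0.08,0,0],[-0.026,0.112,0,0],[-0.026,0.112,0,0],[-0.02,0.112,0,0],[-0.01,0.112,0,0]],
], gripper=0.0)

```text
time: 36.05
tool_pos: [0.4468, 0.164, 0.0754]
tool_rot: [-1.574, 0.025, -0.06]
contact_force: [0.5, -0.7, 0.0]
opening: 0.0005
```

Run:
```python
from h import *
go(.5066,.1602,.074,-3.7)
```

```text
t=36.05 pos [0.4468 0.164  0.0754] yaw -3.5 q6 -1.32 open 0.0005 | shift [ 0.06   -0.0001 -0.0002] twist 0.2
```

Emit:
send_rows([
  [[0.015,0,0,0.2],[0.03,0,0,0.2],[0.042,0,0,0.2],[0.052,0,0,0.2],[0.058,0,0,0.2],[0.062,0,0,0.2],[0.0625,0,0,0.2],[0.0625,0,0,0.2]],
])

```text
time: 36.85
tool_pos: [0.5058, 0.1604, 0.0743]
tool_rot: [-1.575, 0.032, -0.064]
contact_force: [-13.9, 2.0, 10.8]
opening: 0.0005
```

Emit:
send_rows([
  [[-0.03,0,0,0],[-0.06,0,0,0],[-0.065,-0.04,0,0],[-0.065,-0.09,0,0],[-0.03,-0.12,0,0],[0.02,-0.12,0,0],[0.07,-0.12,0,0],[0.07,-0.12,0,0]],
])

```text
time: 37.65
tool_pos: [0.5848, 0.155, 0.1903]
tool_rot: [-1.575, 0.029, -0.066]
contact_force: [-0.1, -0.1, -1.1]
opening: 0.0006
```

Run:
```python
from h import *
go(.619,.154,.104,-3.7);s,_=ypr();print(s["tool_rot"])
w=read_camera("wrist");cv2.imwrite("pics/w25.png",w["frame"][:,:,::-1])
```

```text
t=37.65 pos [0.5848 0.155  0.1903] yaw -3.8 q6 -1.37 open 0.0006 | shift [0.0367 0.0852 0.0016] twist -0.1
[-1.57539294  0.0293337  -0.06568199]
```

View pics/w25.png

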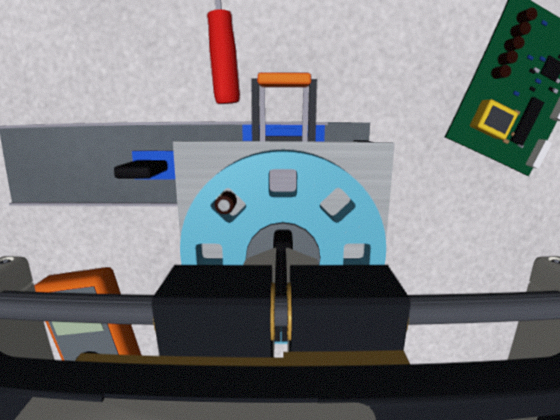

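Emit:
send_rows([
  [[0.035,0,0.0015,0],[0.035,0,0.0015,0],[0.035,0,0.0015,0],[0.035,0.02,0.0015,0],[0.036,0.06,0.0015,0],[0.037,0.085,0.0015,0],[0.037,0.085,0.0015,0],[0.037,0.085,0.0015,0]],
], gripper=0.4)

```text
time: 38.5
tool_pos: [0.6153, 0.1547, 0.1054]
tool_rot: [-1.575, 0.032, -0.065]
contact_force: [0.1, 0.3, -0.1]
opening: 0.0365
```

Emit:
send_rows([
  [[0,0,0,0],[0,0,0,0],[0,0,0,0],[0,0,0,0],[0,0,0,0]],
], gripper=0.0)

```text
time: 39.0
tool_pos: [0.6153, 0.1542, 0.106]
tool_rot: [-1.576, 0.031, -0.065]
contact_force: [-2.3, -3.7, 5.5]
opening: 0.014
```

Run:
```python
from h import *
go(.619,.154,.104,-48.7);s,_=ypr();print(s["tool_rot"],s["contact_force"])
```

```text
t=39.00 pos [0.6153 0.1542 0.106 ] yaw -3.7 q6 -1.38 open 0.0140 | shift [0.0038 0.0019 0.0001] twist 45.0
[-1.57593805  0.03142118 -0.0647886 ] [-2.25541774 -3.71617577  5.45102831]
```

Emit:
send_rows([
  [[0,0,0,0],[0,0,0,0],[0.004,0.001,0,0],[0.004,0.001,0,0],[0.004,0.001,0,0]],
], gripper=0.25)

```text
time: 39.5
tool_pos: [0.6193, 0.154, 0.1045]
tool_rot: [-1.576, 0.032, -0.065]
contact_force: [-0.9, -0.5, -0.1]
opening: 0.0231
```

Emit:
send_rows([
  [[0,0,0,0],[0,0,0,0],[0,0,0,0],[0,0,0,0]],
], gripper=0.0)

```text
time: 39.9
tool_pos: [0.6192, 0.1539, 0.1044]
tool_rot: [-1.576, 0.032, -0.065]
contact_force: [0.1, -1.5, -2.0]
opening: 0.0138
```

Emit:
send_rows([
  [[0,0,0,8],[0,0,0,16],[0,0,0,24],[0,0,0,32],[0,0,0,40],[0,0,0,45],[0,0,0,45],[0,0,0,45]],
])

```text
time: 40.7
tool_pos: [0.6191, 0.1535, 0.1044]
tool_rot: [-1.598, 0.019, -0.848]
contact_force: [-1.7, -3.3, 0.3]
opening: 0.014
```

Run:
```python
from h import *
go(.619,.154,.104,-48.7);s,_=ypr();print(s["tool_rot"],s["contact_force"])
```

```text
t=40.70 pos [0.6191 0.1535 0.1044] yaw -48.6 q6 -0.60 open 0.0140 | shift [-0.0004  0.0004  0.0002] twist 0.1
[-1.59750993  0.01905902 -0.84830586] [-1.65879306 -3.32645339  0.31376101]
```

Emit:
send_rows([
  [[0,0,0,0],[0,0,0,0],[0,0,0,0],[0,-0.04,0,0],[0,-0.08,0,-8],[-0.035,-0.085,-0.035,-16],[-0.07,-0.085,-0.07,-24],[-0.105,-0.085,-0.105,-32]],
], gripper=0.4)

```text
time: 41.5
tool_pos: [0.4722, 0.1633, 0.1944]
tool_rot: [-1.582, 0.03, -0.284]
contact_force: [-0.3, 0.3, 0.9]
opening: 0.0364
```

Run:
```python
from h import *
go(.445,.1640,.185,-3.7)
sc=read_camera("scene");crop(sc,285,180,110,120,5,"pics/s26.png")
```

```text
t=41.50 pos [0.4722 0.1633 0.1944] yaw -16.3 q6 -1.11 open 0.0364 | shift [-0.026   0.0102 -0.0068] twist -12.6
```

View pics/s26.png

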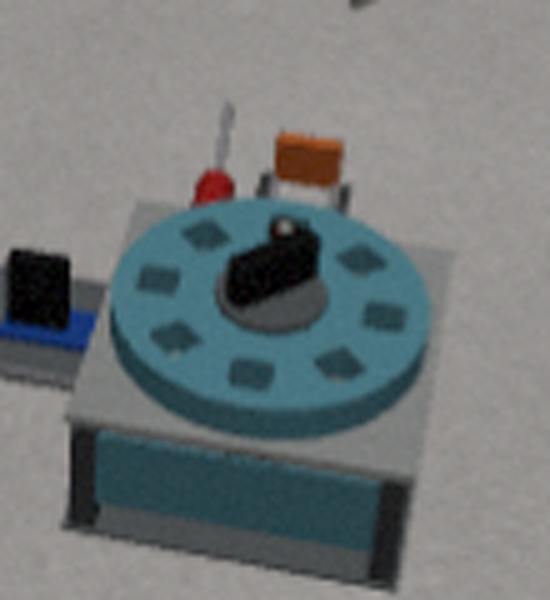

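Emit:
send_rows([
  [[-0.03,0,-0.007,-8],[-0.03,0.005,-0.007,-12.6],[-0.03,0.01,-0.007,-12.6],[-0.03,0.05,-0.007,-12.6],[-0.03,0.09,-0.007,-12.6],[-0.03,0.12,-0.007,-12.6],[-0.03,0.12,-0.007,-12.6]],
], gripper=0.0)

```text
time: 42.25
tool_pos: [0.4237, 0.1637, 0.0709]
tool_rot: [-1.58, 0.051, -0.057]
contact_force: [-0.7, -0.0, 0.9]
opening: 0.0007
```

Run:
```python
from h import *
go(.5066,.1602,.074,-3.7)
s,_=ypr();print(s["tool_rot"],s["contact_force"])
```

```text
t=42.25 pos [0.4237 0.1637 0.0709] yaw -3.3 q6 -1.32 open 0.0007 | shift [ 0.0827 -0.0074  0.0012] twist 0.4
[-1.5795813   0.05106896 -0.05737791] [-0.67355194 -0.03732059  0.92451937]
```

Run:
```python
from h import *
for i in range(5):
    read_camera("wrist");s,_=ypr();print(s["time"],np.round(s["tool_pos"],4),np.round(s["tool_rot"],4),np.round(s["qpos"],3))
```

```text
42.3 [0.4253 0.164  0.073 ] [-1.5786  0.0474 -0.0568] [ 0.197  0.419  1.856  0.005  0.914 -1.321]
42.35 [0.4266 0.1643 0.0744] [-1.5777  0.0441 -0.0563] [ 0.197  0.417  1.855  0.005  0.914 -1.321]
42.4 [0.4272 0.1645 0.0752] [-1.5771  0.0419 -0.0559] [ 0.197  0.415  1.854  0.005  0.914 -1.322]
42.45 [0.4274 0.1645 0.0756] [-1.5769  0.0409 -0.0555] [ 0.197  0.415  1.854  0.005  0.914 -1.322]
42.5 [0.4273 0.1645 0.0757] [-1.5768  0.0406 -0.0553] [ 0.197  0.414  1.854  0.005  0.914 -1.322]
```

Run:
```python
from h import *
go(.5066,.1602,.074,-3.7)
```

```text
t=42.50 pos [0.4273 0.1645 0.0757] yaw -3.2 q6 -1.32 open 0.0004 | shift [ 0.0795 -0.0015  0.    ] twist 0.5
```

Emit:
send_rows([
  [[0.02,-0.001,0,0.5],[0.04,-0.001,0,0.5],[0.055,-0.0015,0,0.5],[0.065,-0.0015,0,0.5],[0.073,-0.0015,0,0.5],[0.079,-0.0015,0,0.5],[0.082,-0.0015,0,0.5],[0.082,-0.0015,0,0.5]],
])

```text
time: 43.3
tool_pos: [0.5052, 0.1602, 0.0739]
tool_rot: [-1.578, 0.049, -0.064]
contact_force: [-14.8, 0.0, 11.4]
opening: 0.0003
```

Emit:
send_rows([
  [[-0.03,0,0,0],[-0.06,0,0,0],[-0.065,-0.03,0,0],[-0.065,-0.08,0,0],[-0.065,-0.13,0,0]],
])

```text
time: 43.8
tool_pos: [0.4465, 0.1649, 0.2086]
tool_rot: [-1.578, 0.049, -0.064]
contact_force: [0.6, -0.3, -0.7]
opening: 0.0005
```

Run:
```python
from h import *
go(.5501,.0236,.2,-93.7);s,_=ypr();print(s["tool_rot"])
```

```text
t=43.80 pos [0.4465 0.1649 0.2086] yaw -3.6 q6 -1.32 open 0.0005 | shift [ 0.1127  0.0041 -0.1344] twist 90.1
[-1.57827515  0.04882328 -0.06360766]
```

Emit:
send_rows([
  [[0.04,0,-0.05,8.5],[0.08,0,-0.1,17],[0.112,0,-0.134,25.5],[0.112,0,-0.134,34],[0.112,0,-0.134,42.5],[0.112,0,-0.134,51],[0.112,0,-0.134,59.5],[0.112,0,-0.134,68]],
], gripper=0.5)

```text
time: 44.6
tool_pos: [0.5502, 0.0238, 0.2043]
tool_rot: [-1.618, 0.01, -1.257]
contact_force: [0.1, -0.2, -0.1]
opening: 0.0462
```

Run:
```python
from h import *
go(.5501,.0236,.2,-93.7);s,_=ypr();print(s["tool_rot"])
sc=read_camera("scene");crop(sc,285,180,110,120,5,"pics/s27.png")
for i in range(5):read_camera("wrist")
go(.5501,.0236,.2,-93.7);s,_=ypr();print(s["tool_rot"])
```

```text
t=44.60 pos [0.5502 0.0238 0.2043] yaw -72.0 q6 -0.40 open 0.0462 | shift [0.0002 0.0043 0.    ] twist 21.7
[-1.61772215  0.01040551 -1.25689957]
t=44.90 pos [0.5498 0.0241 0.2042] yaw -71.5 q6 -0.41 open 0.0461 | shift [0.0006 0.0042 0.0003] twist 22.2
[-1.61848289  0.01127982 -1.24749344]
```

View pics/s27.png

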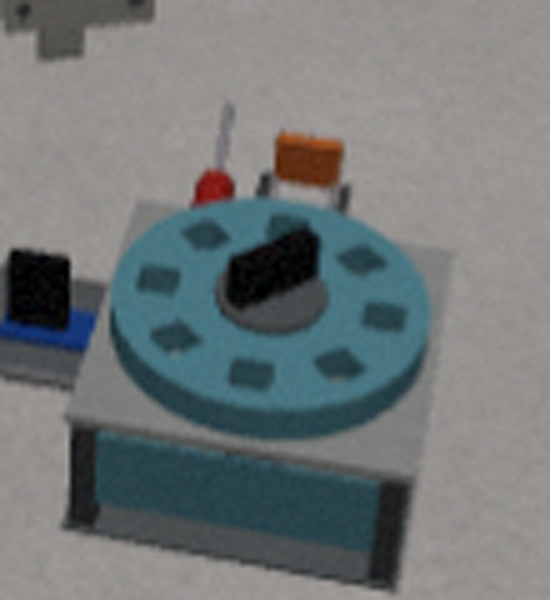

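Emit:
send_rows([
  [[0,-0.05,0,8],[0,-0.1,0,16],[0,-0.15,0,22]],
])

```text
time: 45.2
tool_pos: [0.5568, 0.0248, 0.3558]
tool_rot: [-1.619, -0.007, -1.634]
contact_force: [1.3, 0.0, 0.1]
opening: 0.0459
```

Emit:
send_rows([
  [[0,0.02,0,0],[0,0.04,0,0],[0,0.07,0,0],[0,0.1,0,0],[0,0.13,0,0],[0,0.14,0,0],[0,0.14,0,0],[0,0.14,0,0]],
])

```text
time: 46.0
tool_pos: [0.5508, 0.0242, 0.2174]
tool_rot: [-1.617, -0.008, -1.633]
contact_force: [-1.1, -0.4, -0.8]
opening: 0.0461
```

```bash
cat >> h.py <<'E'
def tilt():
    s=sensors.observe();a=R.from_euler("xyz",s["tool_rot"]).as_matrix()[:,1]
    az=np.arctan2(s["tool_pos"][1],s["tool_pos"][0]);print("tilt xy",np.round(a[:2],4),"outward",round(a[0]*np.cos(az)+a[1]*np.sin(az),4),"tang",round(-a[0]*np.sin(az)+a[1]*np.cos(az),4))
E
python3 - <<'E'
from h import *
tilt()
for i in range(4):read_camera("wrist")
tilt();go(.5501,.0236,.2,-93.7)
E
```

```text
tilt xy [-0.0466 -0.0047] outward -0.0468 tang -0.0026
tilt xy [-0.0463 -0.0047] outward -0.0464 tang -0.0026
t=46.20 pos [0.5507 0.0242 0.2173] yaw -93.6 q6 -0.02 open 0.0459 | shift [0.0005 0.0173 0.0003] twist 0.1
```

Emit:
send_rows([
  [[0,-0.05,0,0],[0,-0.1,0,0],[0,-0.15,0,0],[0,-0.15,0,0]],
])

```text
time: 46.6
tool_pos: [0.5597, 0.0248, 0.3755]
tool_rot: [-1.602, -0.008, -1.634]
contact_force: [0.4, -0.1, -0.7]
opening: 0.0457
```

Run:
```python
from h import *
tilt();go(.5501,.0236,.2,-93.7)
```

```text
tilt xy [-0.0315 -0.006 ] outward -0.0317 tang -0.0046
t=46.60 pos [0.5597 0.0248 0.3755] yaw -93.6 q6 -0.03 open 0.0457 | shift [ 0.0004  0.1757 -0.004 ] twist 0.1
```

Emit:
send_rows([
  [[0,0.015,0,0],[0,0.04,0,0],[0,0.07,0,0],[0,0.1,0,0],[0,0.125,0,0],[0,0.14,0,0],[0,0.145,0,0],[0,0.145,0,0]],
])

```text
time: 47.4
tool_pos: [0.5551, 0.0239, 0.2305]
tool_rot: [-1.602, -0.008, -1.634]
contact_force: [-0.7, 0.5, 0.5]
opening: 0.0455
```

Run:
```python
from h import *
for i in range(4):read_camera("wrist")
tilt()
```

```text
tilt xy [-0.0292 -0.0061] outward -0.0294 tang -0.0049
```

Emit:
send_rows([
  [[0,-0.05,0,0],[0,-0.1,0,0],[0,-0.15,0,0],[0,-0.15,0,0]],
])

```text
time: 48.0
tool_pos: [0.5619, 0.0248, 0.3902]
tool_rot: [-1.584, -0.008, -1.633]
contact_force: [-0.3, -1.3, 0.5]
opening: 0.046
```

Emit:
send_rows([
  [[0,0.015,0,0],[0,0.04,0,0],[0,0.07,0,0],[0,0.1,0,0],[0,0.125,0,0],[0,0.14,0,0],[0,0.145,0,0],[0,0.145,0,0]],
])

```text
time: 48.8
tool_pos: [0.5599, 0.0237, 0.2452]
tool_rot: [-1.585, -0.008, -1.633]
contact_force: [-0.2, -0.2, -0.1]
opening: 0.0459
```

Run:
```python
from h import *
for i in range(4):read_camera("wrist")
tilt()
```

```text
tilt xy [-0.0117 -0.0076] outward -0.012 tang -0.0071
```

Emit:
send_rows([
  [[0,-0.05,0,0],[0,-0.1,0,0],[0,-0.15,0,0],[0,-0.15,0,0]],
])

```text
time: 49.4
tool_pos: [0.5639, 0.0248, 0.405]
tool_rot: [-1.567, -0.009, -1.633]
contact_force: [0.6, -0.2, 0.4]
opening: 0.046
```

Emit:
send_rows([
  [[0,0.015,0,0],[0,0.04,0,0],[0,0.07,0,0],[0,0.1,0,0],[0,0.125,0,0],[0,0.14,0,0],[0,0.145,0,0],[0,0.145,0,0]],
])

```text
time: 50.2
tool_pos: [0.5644, 0.0235, 0.2601]
tool_rot: [-1.567, -0.009, -1.633]
contact_force: [0.6, 0.4, -0.1]
opening: 0.0462
```

Run:
```python
from h import *
for i in range(4):read_camera("wrist")
tilt();go(.5501,.0236,.0146,-93.7)
```

```text
tilt xy [ 0.0059 -0.0091] outward 0.0055 tang -0.0094
t=50.40 pos [0.565  0.0234 0.2613] yaw -93.6 q6 -0.03 open 0.0459 | shift [-0.0014  0.2466 -0.0165] twist 0.1
```

Emit:
send_rows([
  [[-0.001,0.03,-0.015,0],[-0.001,0.07,-0.0165,0],[-0.001,0.11,-0.0165,0],[-0.001,0.145,-0.0165,0],[-0.001,0.165,-0.0165,0],[-0.001,0.17,-0.0165,0],[-0.001,0.17,-0.0165,0],[-0.001,0.17,-0.0165,0]],
])

```text
time: 51.2
tool_pos: [0.5508, 0.0239, 0.0928]
tool_rot: [-1.561, -0.009, -1.633]
contact_force: [-0.4, 0.9, -0.2]
opening: 0.046
```

Run:
```python
from h import *
for i in range(3):read_camera("wrist")
tilt();go(.5501,.0236,.0146,-93.7)
w=read_camera("wrist");cv2.imwrite("pics/w28.png",w["frame"][:,:,::-1])
```

```text
tilt xy [ 0.0085 -0.0093] outward 0.0081 tang -0.0097
t=51.35 pos [0.5505 0.0239 0.0926] yaw -93.6 q6 -0.02 open 0.0460 | shift [-0.0004  0.078  -0.001 ] twist 0.1
```

View pics/w28.png

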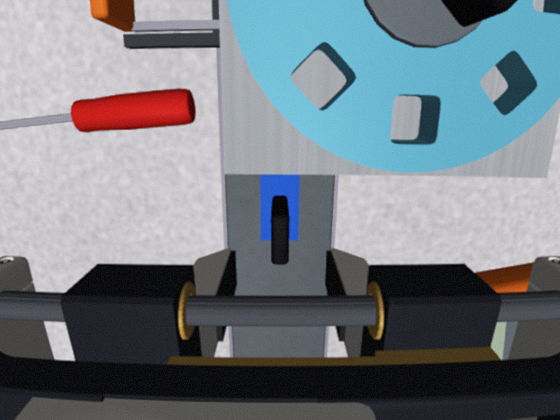

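Aligned with the handle. Down, grip, draw out.

Emit:
send_rows([
  [[0,0.03,-0.001,0],[0,0.06,-0.001,0],[0,0.075,-0.001,0],[0,0.078,-0.001,0],[0,0.078,-0.001,0],[0,0.078,-0.001,0]],
])

```text
time: 52.0
tool_pos: [0.5508, 0.0232, 0.0156]
tool_rot: [-1.56, -0.009, -1.633]
contact_force: [0.1, 0.0, 0.7]
opening: 0.0459
```

Emit:
send_rows([
  [[0,0,0,0],[0,0,0,0],[0,0,0,0],[0,0,0,0],[0,0,0,0],[0,0,0,0]],
], gripper=0.0, grip_force=20)

```text
time: 52.6
tool_pos: [0.5505, 0.0232, 0.0157]
tool_rot: [-1.561, -0.009, -1.634]
contact_force: [-1.4, -0.7, 3.4]
opening: 0.0117
```

Emit:
send_rows([
  [[0.01,0,0,0],[0.025,0,0,0],[0.045,0,0,0],[0.065,0,0,0],[0.085,0,0,0],[0.1,0,0,0],[0.11,0,0,0],[0.11,0,0,0]],
])

```text
time: 53.4
tool_pos: [0.5425, -0.0882, 0.0158]
tool_rot: [-1.563, -0.009, -1.635]
contact_force: [0.3, -1.2, -8.9]
opening: 0.012
```

Run:
```python
from h import *
tilt();go(.5501,.0236,.0146,-93.7);s,_=ypr();print(s["contact_force"])
```

```text
tilt xy [ 0.0072 -0.0096] outward 0.0087 tang -0.0083
t=53.40 pos [ 0.5425 -0.0882  0.0158] yaw -93.7 q6 -0.23 open 0.0120 | shift [-0.1121  0.0002  0.0004] twist 0.0
[ 0.33132645 -1.18166089 -8.93622578]
```

Emit:
send_rows([
  [[0.01,0,0,0],[0.02,0,0,0],[0.028,0,0,0],[0.034,0,0,0],[0.037,0,0,0],[0.039,0,0,0],[0.039,0,0,0]],
])

```text
time: 54.1
tool_pos: [0.5398, -0.1264, 0.0158]
tool_rot: [-1.564, -0.008, -1.635]
contact_force: [1.2, 3.7, -10.5]
opening: 0.0121
```

Run:
```python
from h import *
tilt();go(.5501,.0236,.0146,-93.7);s,_=ypr();print(s["contact_force"])
sc=read_camera("scene");crop(sc,205,180,140,100,5.5,"pics/s29.png")
```

```text
tilt xy [ 0.0066 -0.0083] outward 0.0083 tang -0.0066
t=54.10 pos [ 0.5398 -0.1264  0.0158] yaw -93.7 q6 -0.30 open 0.0121 | shift [-0.1504  0.      0.0006] twist 0.0
[  1.23670915   3.71294195 -10.4592511 ]
```

View pics/s29.png

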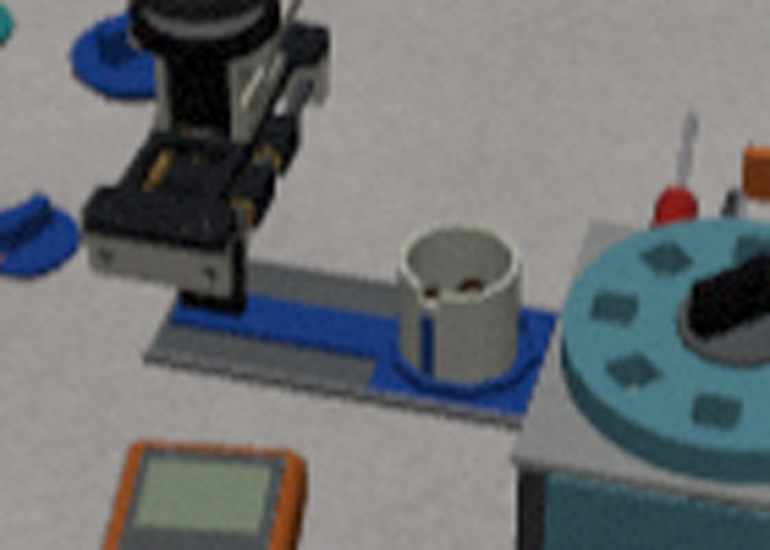

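Emit:
send_rows([
  [[0,0,0,0],[0,0,0,0],[0,0,0,0],[0,-0.04,0,0],[0,-0.09,0,0],[0,-0.14,0,0],[-0.04,-0.19,0,0],[-0.09,-0.2,0,0]],
], gripper=0.6)

```text
time: 54.95
tool_pos: [0.5456, -0.0483, 0.2163]
tool_rot: [-1.554, -0.011, -1.639]
contact_force: [0.3, 0.1, -0.2]
opening: 0.0548
```

Run:
```python
from h import *
go(.553,.05,.24,-93.7)
```

```text
t=54.95 pos [ 0.5456 -0.0483  0.2163] yaw -93.9 q6 -0.15 open 0.0548 | shift [-0.0983 -0.0247  0.001 ] twist -0.2
```

Emit:
send_rows([
  [[-0.03,-0.005,0.001,-0.2],[-0.07,-0.015,0.001,-0.2],[-0.095,-0.025,0.001,-0.2],[-0.098,-0.025,0.001,-0.2],[-0.098,-0.025,0.001,-0.2],[-0.098,-0.025,0.001,-0.2]],
])

```text
time: 55.55
tool_pos: [0.5528, 0.0487, 0.24]
tool_rot: [-1.555, -0.011, -1.636]
contact_force: [0.1, -0.5, -0.2]
opening: 0.055
```

Run:
```python
from h import *
for i in range(3): w=read_camera("wrist")
tilt();go(.553,.05,.24,-93.7)
w=read_camera("wrist");cv2.imwrite("pics/w30.png",w["frame"][:,:,::-1]);crop(w,210,140,140,130,5,"pics/w30c.png")
print(proj(w,[.551,.007,.072]))
```

```text
tilt xy [ 0.0148 -0.0118] outward 0.0137 tang -0.0131
t=55.70 pos [0.5528 0.0485 0.2399] yaw -93.8 q6 0.03 open 0.0553 | shift [-0.0015 -0.0001  0.0001] twist -0.1
[[277.6181842 223.5984808]]
```

View pics/w30.png

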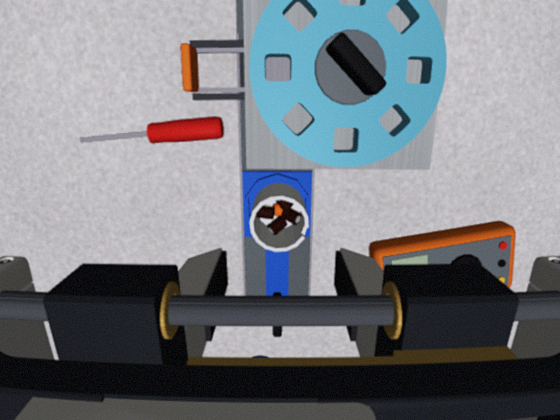

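View pics/w30c.png

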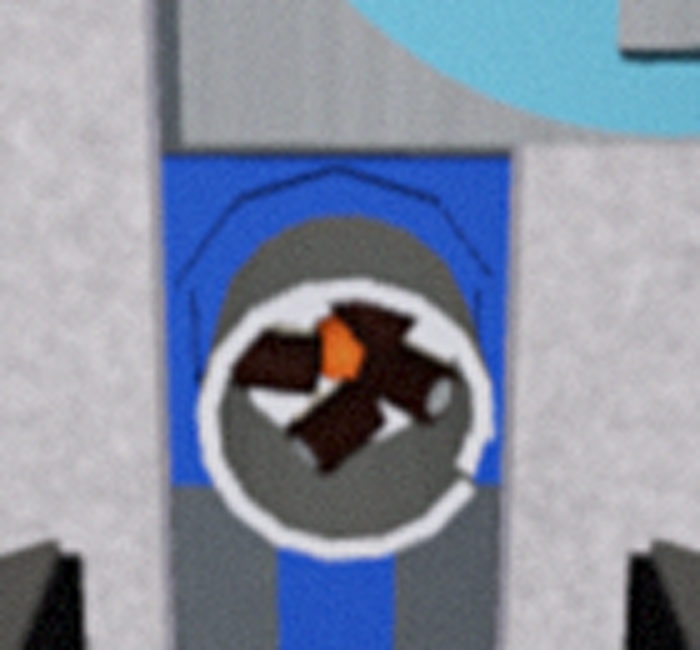

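Run:
```python
from h import *
w=read_camera("wrist");crop(w,240,185,80,75,10,"pics/w31.png")
sc=read_camera("scene");crop(sc,270,210,40,45,14,"pics/s31.png")
```

```text
(no output)
```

View pics/w31.png

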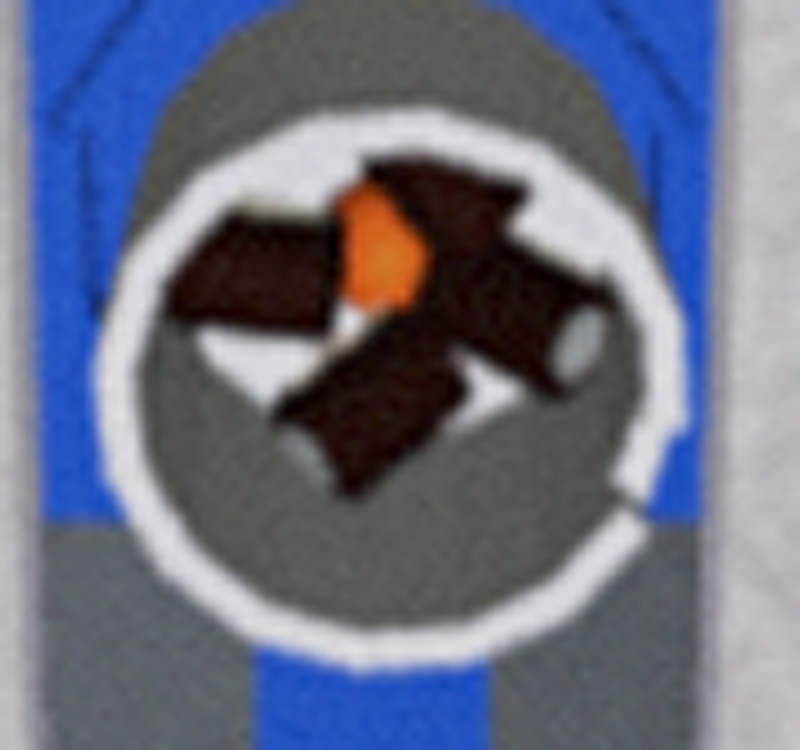

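View pics/s31.png

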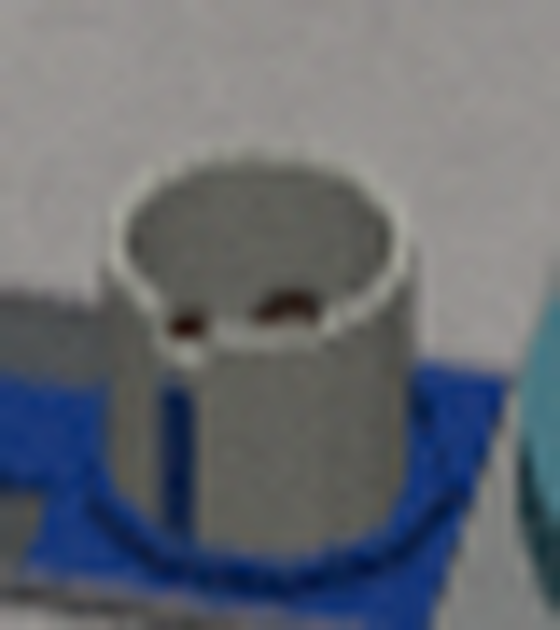

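Run:
```python
from h import *
w=read_camera("wrist")
f=w["frame"].astype(int);hsv=cv2.cvtColor(w["frame"],cv2.COLOR_RGB2HSV)
# rim outer fit: bright low sat pixels around
m=((hsv[:,:,2]>190)&(hsv[:,:,1]<40)).astype(np.uint8)
mm=np.zeros_like(m);mm[190:256,246:314]=m[190:256,246:314]
cn=max(cv2.findContours(mm,cv2.RETR_EXTERNAL,cv2.CHAIN_APPROX_NONE)[0],key=cv2.contourArea)[:,0]
hull=cv2.convexHull(cn)[:,0]
P=np.array([onz(w,u,v,.072)[:2] for u,v in cn.astype(float)])
A=np.c_[2*P,np.ones(len(P))]
keep=np.ones(len(P),bool)
for i in range(5):
    s=np.linalg.lstsq(A[keep],(P[keep]**2).sum(1),rcond=None)[0];c=s[:2];r=np.sqrt(s[2]+c@c);d=np.linalg.norm(P-c,axis=1)-r;keep=abs(d)<.0012
print("ctr",c,"r",r,keep.sum(),len(P))
for u,v in [(308.8,228),(305,238),(302,233.8),(304.5,236)]:
    q=onz(w,u,v,.072)[:2]-c;print(u,v,np.linalg.norm(q),np.degrees(np.arctan2(q[1],q[0])))
ang=np.degrees(np.arctan2(P[:,1]-c[1],P[:,0]-c[0]));o=np.argsort(ang)
for i in o:
    if -55<ang[i]<15: print(round(ang[i],1),round(1000*(d[i]),1),end=" | ")
tilt()
```

```text
ctr [0.55144521 0.0057617 ] r 0.028630431613613054 142 307
308.8 228 0.032886008387820555 -9.958884705135551
305 238 0.0325361019462605 -31.13591789130793
302 233.8 0.027503144669965677 -25.305898037505063
304.5 236 0.031004968432182173 -27.838201045115515
-53.9 -0.2 | -53.7 1.4 | -52.2 2.1 | -50.7 -0.3 | -49.3 2.0 | -47.5 -0.4 | -46.3 2.0 | -44.4 -0.4 | -43.4 2.0 | -41.2 -0.3 | -40.5 2.1 | -39.3 -1.0 | -38.7 1.4 | -36.1 -0.8 | -35.8 1.7 | -33.0 -0.5 | -33.0 2.0 | -32.0 0.5 | -25.0 -0.0 | -24.2 1.0 | -23.5 -1.5 | -22.1 0.6 | -21.2 -1.9 | -20.0 0.2 | -18.9 -2.2 | -17.3 0.9 | -16.0 -1.4 | -15.2 0.6 | -13.7 -1.7 | -13.0 0.4 | -11.3 -1.9 | -10.5 1.3 | -8.7 -1.0 | -8.2 2.2 | -6.3 -0.0 | -6.1 2.1 | -4.0 2.1 | -4.0 -0.1 | -1.9 2.1 | -1.8 -0.1 | 0.2 2.1 | 0.5 -0.0 | 2.2 2.2 | 2.7 0.1 | 4.3 2.3 | 4.9 0.2 | 6.4 2.4 | 7.1 0.4 | 8.4 2.6 | 9.3 0.6 | 10.4 2.8 | 11.4 0.8 | 12.3 3.1 | 14.1 0.1 | 14.2 3.4 | tilt xy [ 0.0153 -0.0116] outward 0.0142 tang -0.0129
```

Run:
```python
from h import *
t=read_camera("top");cv2.imwrite("pics/t32.png",t["frame"][:,:,::-1])
hsv=cv2.cvtColor(t["frame"],cv2.COLOR_RGB2HSV);H,S,V=[hsv[:,:,i].astype(int) for i in range(3)]
blue=(H>105)&(H<125)&(S>120)
for ce,st,l in blobs(blue,330,200,420,340,100): print(ce,st,onz(t,*ce,.012))
sc=read_camera("scene")
hsv=cv2.cvtColor(sc["frame"],cv2.COLOR_RGB2HSV);H,S,V=[hsv[:,:,i].astype(int) for i in range(3)]
blue=(H>105)&(H<125)&(S>120)
for ce,st,l in blobs(blue,190,165,250,235,40): print("scene",ce,st,onz(sc,*ce,.014))
go(.44,-.17,.24,-27)
```

```text
[361.275 227.55 ] [352 218  20  20 320] [ 0.50422654 -0.24634791  0.012     ]
[359.24665676 292.08766716] [345 278  29  30 673] [ 0.32611066 -0.234066    0.012     ]
scene [229.58075601 189.48453608] [218 180  24  18 291] [ 0.32685518 -0.23441358  0.014     ]
scene [209.92222222 222.84444444] [201 216  18  14 180] [ 0.50875061 -0.24527241  0.014     ]
t=56.00 pos [0.553  0.0494 0.2403] yaw -93.7 q6 0.03 open 0.0548 | shift [ 0.2263  0.001  -0.0984] twist -66.7
```

Run:
```python
from h import *
go(.506,-.18,.24,-93.7)
t=read_camera("top");crop(t,335,205,60,50,12,"pics/t33.png")
```

```text
t=56.00 pos [0.553  0.0494 0.2403] yaw -93.7 q6 0.03 open 0.0548 | shift [ 0.232   0.0022 -0.0319] twist -0.0
```

View pics/t33.png

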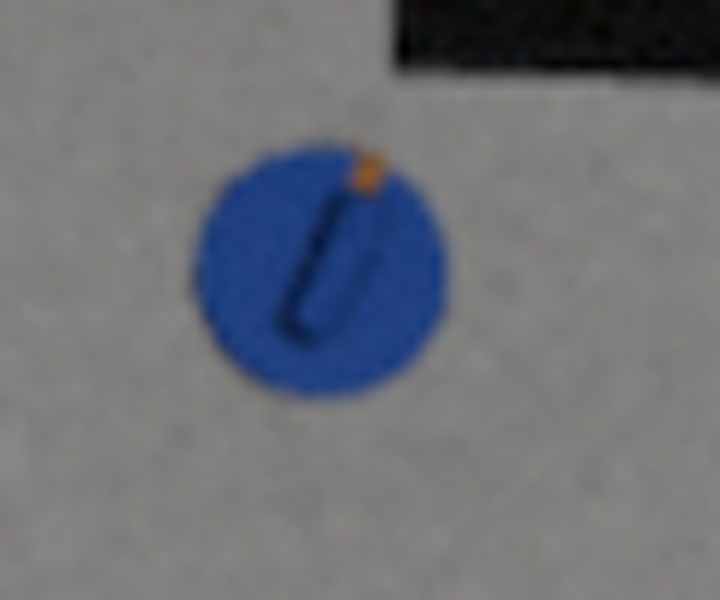

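Run:
```python
from h import *
go(.465,-.226,.22,-26)
```

```text
t=56.05 pos [0.5529 0.0495 0.2402] yaw -93.7 q6 0.03 open 0.0551 | shift [ 0.2804  0.0221 -0.0702] twist -67.7
```

Emit:
send_rows([
  [[0.04,0,-0.01,-8],[0.08,0,-0.02,-16],[0.12,0,-0.03,-24],[0.16,0,-0.04,-32],[0.2,0,-0.05,-40],[0.24,0,-0.06,-48],[0.28,0.01,-0.07,-56],[0.28,0.02,-0.07,-64]],
])

```text
time: 56.85
tool_pos: [0.464, -0.23, 0.2221]
tool_rot: [-1.575, -0.021, -0.518]
contact_force: [0.3, 0.5, -0.7]
opening: 0.0551
```

Run:
```python
from h import *
for i in range(4): w=read_camera("wrist")
tilt();go(.465,-.226,.22,-26)
cv2.imwrite("pics/w33.png",w["frame"][:,:,::-1]);print(proj(w,[.506,-.246,.012]))
```

```text
tilt xy [ 0.0154 -0.0112] outward 0.0188 tang -0.0034
t=57.05 pos [ 0.4653 -0.2252  0.2222] yaw -29.9 q6 -1.65 open 0.0554 | shift [ 0.0001  0.0022 -0.0008] twist -3.9
[[283.05895319 212.71000136]]
```

View pics/w33.png

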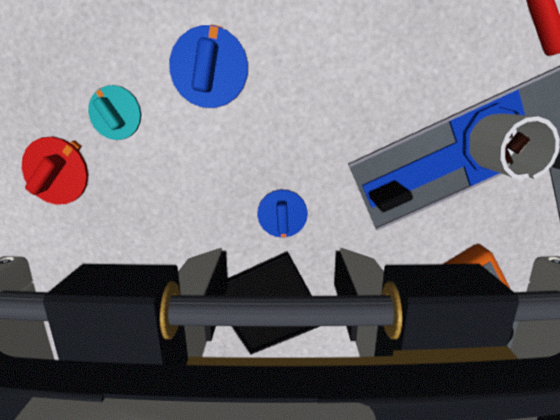

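Run:
```python
from h import *
w=read_camera("wrist");crop(w,245,180,75,70,10,"pics/w34.png")
hsv=cv2.cvtColor(w["frame"],cv2.COLOR_RGB2HSV);H,S,V=[hsv[:,:,i].astype(int) for i in range(3)]
blue=(H>105)&(H<125)&(S>120);org=(H>3)&(H<18)&(S>130)
for ce,st,l in blobs(blue,250,180,320,250,300):
    cn=cv2.findContours(l.astype(np.uint8),cv2.RETR_EXTERNAL,cv2.CHAIN_APPROX_NONE)[0][0][:,0]
    P=np.array([onz(w,u,v,.012)[:2] for u,v in cv2.convexHull(cn)[:,0].astype(float)])
    c,r=cv2.minEnclosingCircle((P*1000).astype(np.float32));print("disc",c,r)
c=np.array(c)/1000
for ce,st,l in blobs(org,250,225,320,250,3):
    k=onz(w,*ce,.012)[:2];print("key",ce,st[4],k,np.linalg.norm(k-c),np.degrees(np.arctan2(*(k-c)[::-1])))
go(.5,-.24,.2,-27)
```

```text
disc (506.2329406738281, -247.7662353515625) 29.366899490356445
key [282.5 234.5] 8 [ 0.53051905 -0.26019135] 0.027280003574825306 -27.09492870004375
t=57.10 pos [ 0.4656 -0.225   0.2226] yaw -29.9 q6 -1.65 open 0.0551 | shift [0.0369 0.0233 0.0042] twist -2.9
```

View pics/w34.png

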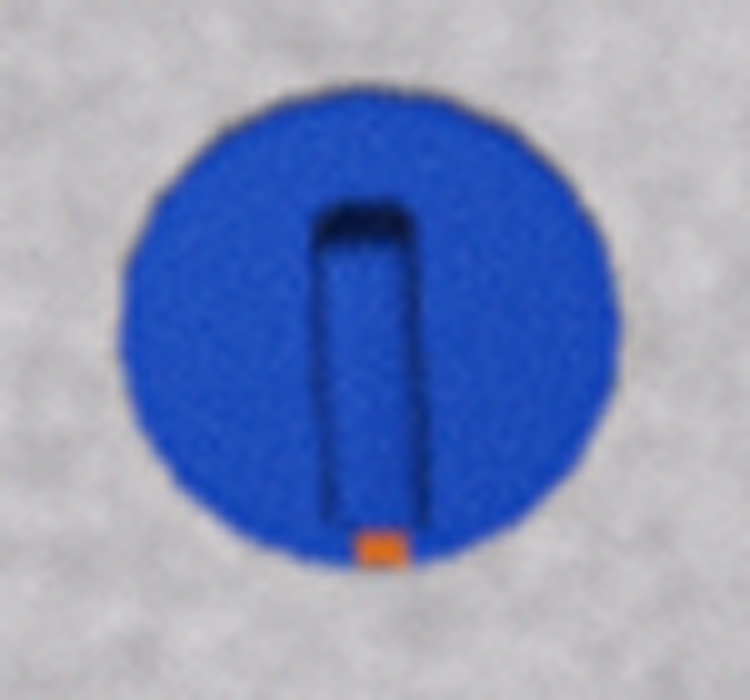

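Run:
```python
from h import *
go(.506,-.2475,.06,-27.1)
```

```text
t=57.10 pos [ 0.4656 -0.225   0.2226] yaw -29.9 q6 -1.65 open 0.0551 | shift [0.043  0.1635 0.001 ] twist -2.8
```

Emit:
send_rows([
  [[0.043,0.02,0.001,-2.8],[0.043,0.06,0.001,-2.8],[0.043,0.1,0.001,-2.8],[0.043,0.135,0.001,-2.8],[0.043,0.155,0.001,-2.8],[0.043,0.163,0.001,-2.8],[0.043,0.163,0.001,-2.8],[0.043,0.163,0.001,-2.8]],
])

```text
time: 57.9
tool_pos: [0.507, -0.2476, 0.0619]
tool_rot: [-1.574, -0.022, -0.473]
contact_force: [-0.0, -0.5, 0.5]
opening: 0.0551
```

Run:
```python
from h import *
for i in range(3): w=read_camera("wrist")
tilt();go(.506,-.2475,.000,-27.1)
cv2.imwrite("pics/w35.png",w["frame"][:,:,::-1])
sc=read_camera("scene");crop(sc,175,175,70,60,10,"pics/s35.png")
```

```text
tilt xy [ 0.0183 -0.0132] outward 0.0223 tang -0.0038
t=58.05 pos [ 0.5068 -0.2478  0.0619] yaw -27.1 q6 -1.69 open 0.0549 | shift [-0.0022  0.0619  0.0002] twist 0.0
```

View pics/w35.png

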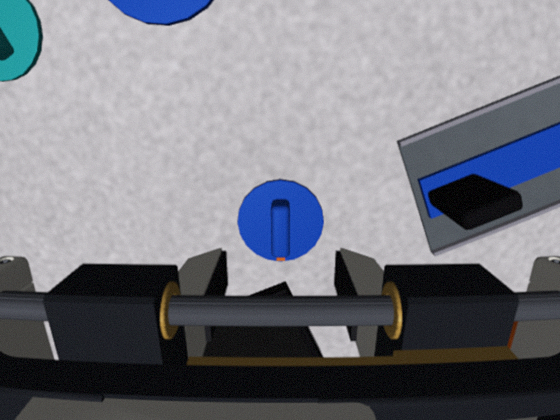

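View pics/s35.png

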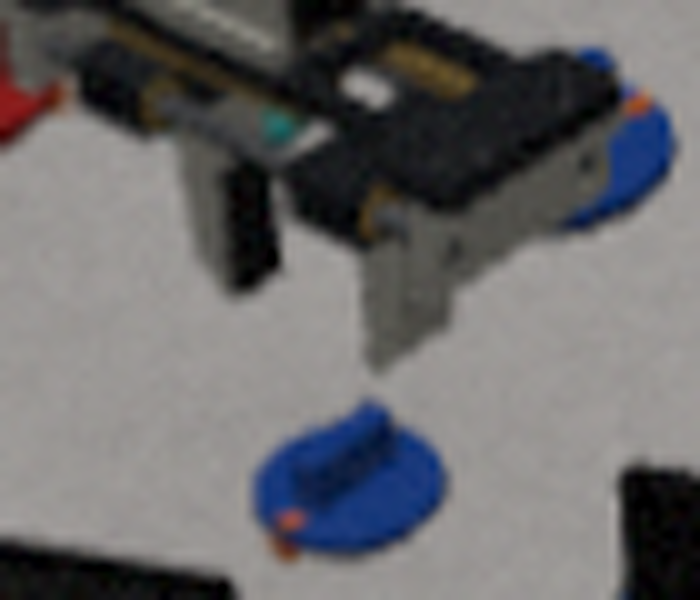

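Emit:
send_rows([
  [[-0.001,0.02,0,0],[-0.001,0.04,0,0],[-0.001,0.053,0,0],[-0.001,0.058,0,0],[-0.001,0.06,0,0],[-0.001,0.06,0,0],[-0.001,0.06,0,0]],
])

```text
time: 58.8
tool_pos: [0.5073, -0.2484, 0.0024]
tool_rot: [-1.574, -0.023, -0.473]
contact_force: [1.0, 0.3, -0.7]
opening: 0.055
```

Emit:
send_rows([
  [[0,0,0,0],[0,0,0,0],[0,0,0,0],[0,0,0,0],[0,0,0,0],[0,0,0,0],[0,0,0,0]],
], gripper=0.0, grip_force=30)

```text
time: 59.5
tool_pos: [0.5073, -0.2484, 0.0024]
tool_rot: [-1.574, -0.023, -0.473]
contact_force: [0.4, -0.4, 0.3]
opening: 0.0115
```

Run:
```python
from h import *
tilt();go(.506,-.2475,.15,-20.6);s,_=ypr();print(s["contact_force"])
```

```text
tilt xy [ 0.019  -0.0137] outward 0.0231 tang -0.0039
t=59.50 pos [ 0.5073 -0.2484  0.0024] yaw -27.1 q6 -1.69 open 0.0115 | shift [ 0.0019 -0.1476 -0.0003] twist -6.5
[ 0.35026117 -0.35719824  0.33904164]
```

Emit:
send_rows([
  [[0,-0.02,0,0],[0,-0.05,0,0],[0,-0.08,0,0],[0,-0.11,0,0],[0,-0.13,0,0],[0,-0.14,0,0],[0,-0.14,0,0],[0,-0.14,0,0]],
])

```text
time: 60.3
tool_pos: [0.5041, -0.2462, 0.1413]
tool_rot: [-1.574, -0.022, -0.473]
contact_force: [-0.0, -0.4, -1.1]
opening: 0.0117
```

Run:
```python
from h import *
for i in range(3): w=read_camera("wrist")
tilt();go(.5515,.006,.14,-20.6)
cv2.imwrite("pics/w36.png",w["frame"][:,:,::-1])
sc=read_camera("scene");crop(sc,175,155,70,75,8,"pics/s36.png")
```

```text
tilt xy [ 0.0169 -0.0122] outward 0.0205 tang -0.0036
t=60.45 pos [ 0.504  -0.2461  0.141 ] yaw -27.1 q6 -1.69 open 0.0118 | shift [-0.0725 -0.0013  0.2461] twist -6.5
```

View pics/w36.png

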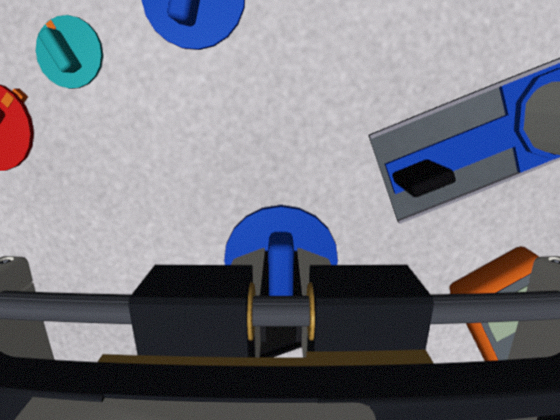

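View pics/s36.png

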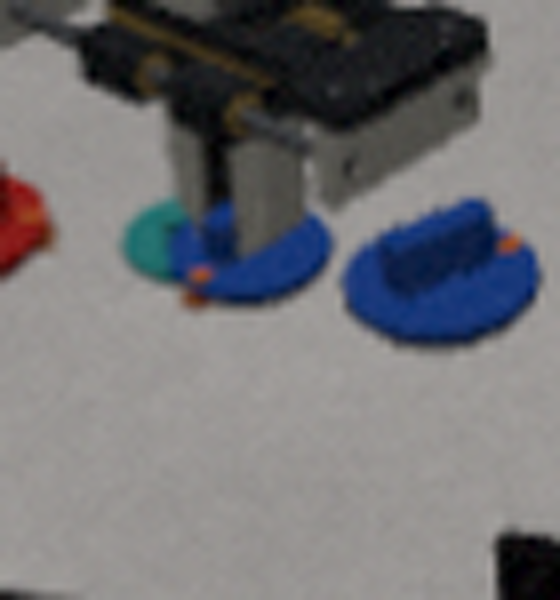

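Run:
```python
from h import *
w=read_camera("wrist");s,_=ypr();p=s["tool_pos"];Rm=R.from_euler("xyz",s["tool_rot"]).as_matrix()
for u,v in [(281,206.5),(225,252),(336.5,252)]:
    q=onz(w,u,v,p[2]+.0096);print(u,v,np.round(Rm.T@(q-p),4))
crop(w,210,190,140,110,5,"pics/w37.png")
```

```text
281 206.5 [-0.0305 -0.0103  0.0005]
225 252 [-0.0059 -0.0096 -0.0283]
336.5 252 [-0.0059 -0.0098  0.0291]
```

View pics/w37.png

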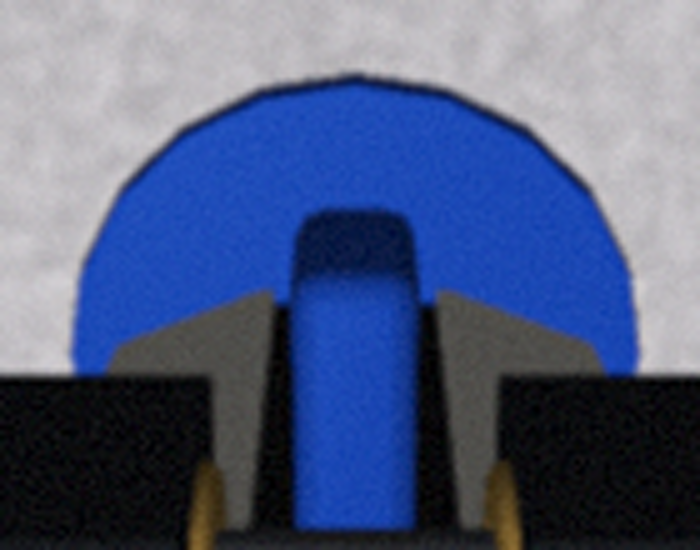

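Run:
```python
from h import *
go(.632,-.024,.15,-20.6)
```

```text
t=60.55 pos [ 0.5042 -0.2463  0.1414] yaw -27.1 q6 -1.69 open 0.0120 | shift [ 0.0127 -0.0092  0.2561] twist -6.5
```

Emit:
send_rows([
  [[0.002,-0.002,0.03,-1],[0.004,-0.004,0.07,-2],[0.006,-0.006,0.115,-3],[0.008,-0.008,0.16,-4.5],[0.01,-0.009,0.205,-6],[0.0125,-0.009,0.24,-6.5],[0.0125,-0.009,0.256,-6.5],[0.0125,-0.009,0.256,-6.5]],
])

```text
time: 61.35
tool_pos: [0.632, -0.0221, 0.1489]
tool_rot: [-1.577, -0.02, -0.357]
contact_force: [-0.8, -0.5, -1.4]
opening: 0.0119
```

Run:
```python
from h import *
for i in range(4): w=read_camera("wrist")
tilt();go(.5515,.006,.14,-20.6)
import pickle;pickle.dump(w,open("w38.pkl","wb"))
cv2.imwrite("pics/w38.png",w["frame"][:,:,::-1]);print(proj(w,[.5515,.006,.072]))
```

```text
tilt xy [ 0.0168 -0.013 ] outward 0.0173 tang -0.0123
t=61.55 pos [ 0.6311 -0.0255  0.1497] yaw -20.7 q6 -1.36 open 0.0116 | shift [-0.0858  0.0079  0.0014] twist -0.1
[[282.58893382  92.6021847 ]]
```

View pics/w38.png

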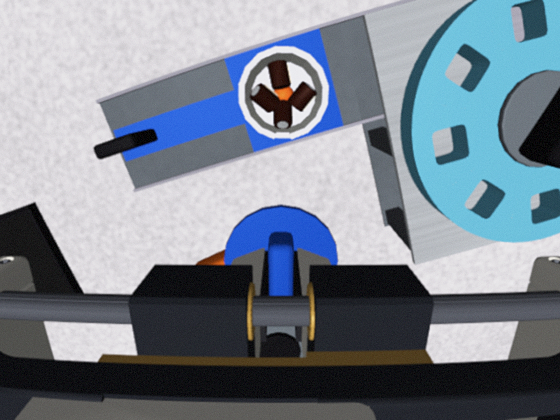

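Run:
```python
from h import *
import pickle;w=pickle.load(open("w38.pkl","rb"))
crop(w,232,40,105,105,7,"pics/w39.png")
hsv=cv2.cvtColor(w["frame"],cv2.COLOR_RGB2HSV)
m=((hsv[:,:,2]>185)&(hsv[:,:,1]<40)).astype(np.uint8)
mm=np.zeros_like(m);mm[40:146,236:331]=m[40:146,236:331]
# remove bench: keep component that contains ring
n,l,st,ce=cv2.connectedComponentsWithStats(mm);print(st)
k=l[92,240:252];print(k)
i=[v for v in k if v][0]
cn=max(cv2.findContours((l==i).astype(np.uint8),cv2.RETR_EXTERNAL,cv2.CHAIN_APPROX_NONE)[0],key=cv2.contourArea)[:,0].astype(float)
P=np.array([onz(w,u,v,.072)[:2] for u,v in cn])
A=np.c_[2*P,np.ones(len(P))];keep=np.ones(len(P),bool)
for j in range(6):
    s=np.linalg.lstsq(A[keep],(P[keep]**2).sum(1),rcond=None)[0];c=s[:2];r=np.sqrt(s[2]+c@c);d=np.linalg.norm(P-c,axis=1)-r;keep=abs(d)<.001
print("ctr",c,r,keep.sum(),len(P),proj(w,[c[0],c[1],.072]))
ang=np.degrees(np.arctan2(P[:,1]-c[1],P[:,0]-c[0]))
for k in np.argsort(ang):
    if -50<ang[k]<10: print(round(ang[k],1),round(1000*d[k],1),end=" | ")
```

```text
[[     0      0    560    420 231927]
 [   236     40     36     12    225]
 [   273     40      5      2      5]
 [   267     43      1      1      1]
 [   260     45      2      1      2]
 [   255     47      1      1      1]
 [   258     46      1      1      1]
 [   239     47     89     92   1585]
 [   252     48      1      1      1]
 [   287     62     27     29    401]
 [   252     67     22     24    218]
 [   292     97     23     29    258]
 [   253    102     20     23    192]
 [   285    130     46     16    380]
 [   293    141      1      1      1]
 [   286    143      1      1      1]
 [   290    142      1      1      1]]
[7 7 7 7 7 0 0 0 0 0 0 0]
ctr [0.5522196  0.00603132] 0.030660237204562183 257 257 [[282.99782523  93.59569238]]
-49.7 0.2 | -48.5 -0.2 | -46.7 0.1 | -45.5 -0.2 | -43.8 0.2 | -42.5 -0.1 | -40.8 0.3 | -39.6 0.1 | -38.3 -0.1 | -36.7 0.3 | -35.4 0.1 | -34.1 -0.0 | -32.8 -0.2 | -31.5 -0.3 | -30.1 -0.4 | -28.8 -0.6 | -27.4 -0.7 | -26.1 -0.7 | -24.7 -0.8 | -23.3 -0.8 | -22.0 -0.9 | -20.6 -0.9 | -19.2 -0.8 | -17.9 -0.8 | -16.5 -0.8 | -15.1 -0.7 | -13.8 -0.6 | -12.4 -0.5 | -11.1 -0.4 | -10.0 0.4 | -8.7 0.5 | -7.1 -0.0 | -5.8 0.2 | -4.2 -0.3 | -2.9 -0.1 | -1.6 0.1 | 0.1 -0.3 | 1.3 -0.1 | 3.0 -0.4 | 4.3 -0.1 | 5.5 0.2 | 6.7 0.5 | 8.4 0.2 | 9.6 0.5 |
```

View pics/w39.png

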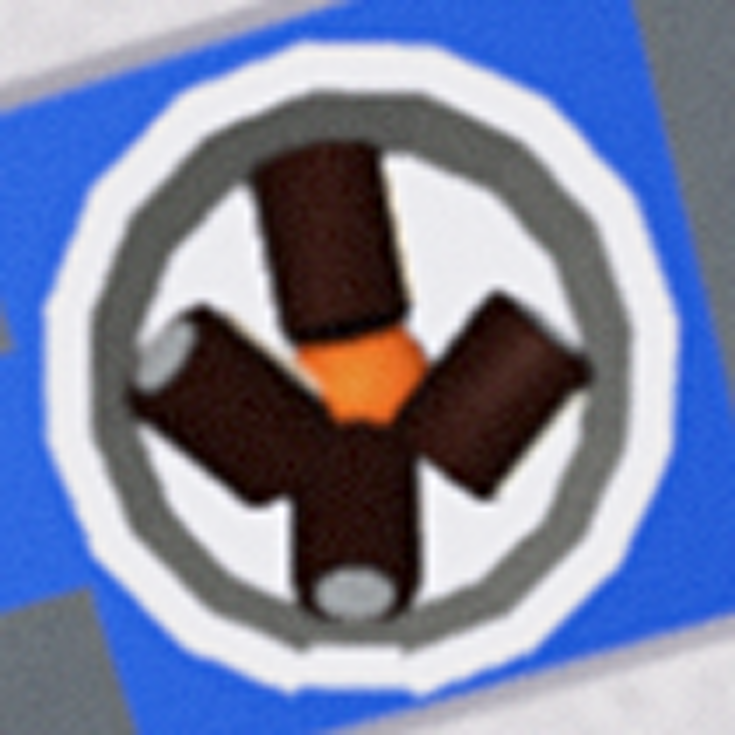

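Run:
```python
from h import *
go(.5526,.0058,.10,-21.2)
```

```text
t=61.55 pos [ 0.6311 -0.0255  0.1497] yaw -20.7 q6 -1.36 open 0.0116 | shift [-0.0855  0.0479  0.0018] twist 0.5
```

Emit:
send_rows([
  [[-0.02,0,0.001,0.3],[-0.05,0,0.002,0.5],[-0.075,0.005,0.002,0.5],[-0.085,0.02,0.002,0.5],[-0.0855,0.035,0.002,0.5],[-0.0855,0.045,0.002,0.5],[-0.0855,0.048,0.002,0.5],[-0.0855,0.048,0.002,0.5]],
])

```text
time: 62.35
tool_pos: [0.5527, 0.0053, 0.0997]
tool_rot: [-1.577, -0.02, -0.371]
contact_force: [0.3, 0.8, -0.0]
opening: 0.0119
```

Run:
```python
from h import *
for i in range(3): w=read_camera("wrist")
tilt();go(.5526,.0058,.0675,-21.2)
cv2.imwrite("pics/w40.png",w["frame"][:,:,::-1])
sc=read_camera("scene");crop(sc,255,190,65,65,10,"pics/s40.png")
```

```text
tilt xy [ 0.0179 -0.0132] outward 0.0177 tang -0.0134
t=62.50 pos [0.5532 0.0057 0.1005] yaw -21.2 q6 -1.32 open 0.0116 | shift [-0.0013  0.0329  0.0001] twist -0.0
```

View pics/w40.png

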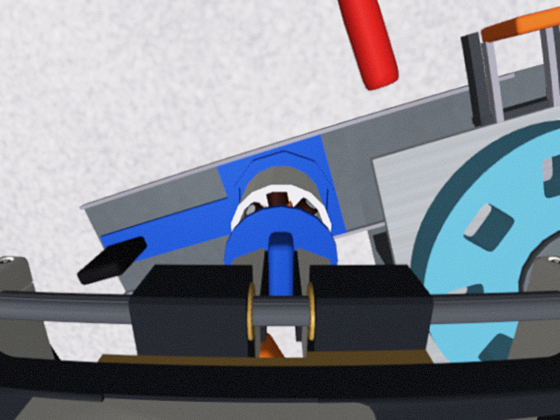

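View pics/s40.png

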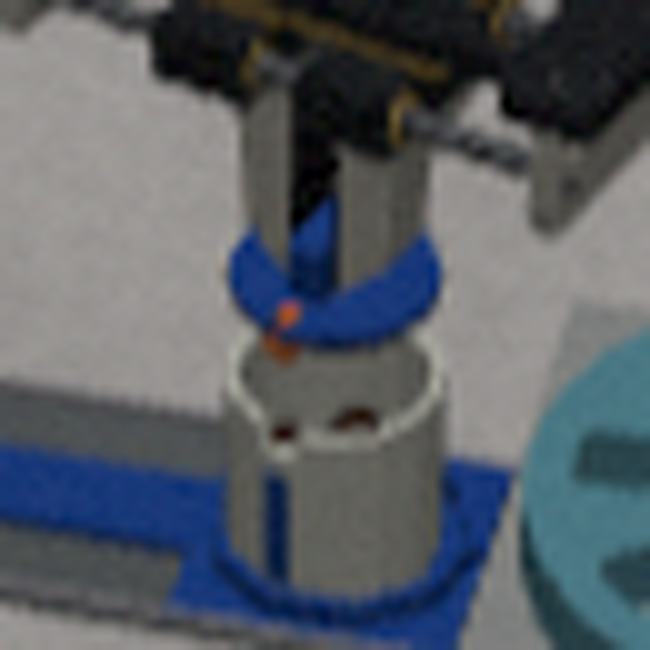

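Emit:
send_rows([
  [[-0.0005,0.008,0,0],[-0.001,0.016,0,0],[-0.001,0.021,0,0],[-0.001,0.023,0,0],[-0.001,0.023,0,0],[-0.001,0.023,0,0]],
])

```text
time: 63.15
tool_pos: [0.5528, 0.0058, 0.0775]
tool_rot: [-1.577, -0.022, -0.37]
contact_force: [0.9, -1.5, -0.6]
opening: 0.0118
```

Run:
```python
from h import *
for i in range(2): w=read_camera("wrist")
tilt();go(.5526,.0058,.0675,-21.2);s,_=ypr();print(s["contact_force"])
sc=read_camera("scene");crop(sc,265,195,45,50,13,"pics/s41.png")
```

```text
tilt xy [ 0.0184 -0.0133] outward 0.0182 tang -0.0134
t=63.25 pos [0.5529 0.0058 0.0777] yaw -21.2 q6 -1.31 open 0.0117 | shift [-0.0005  0.0102 -0.0001] twist 0.0
[ 0.54903566 -0.00110246 -0.47989945]
```

View pics/s41.png

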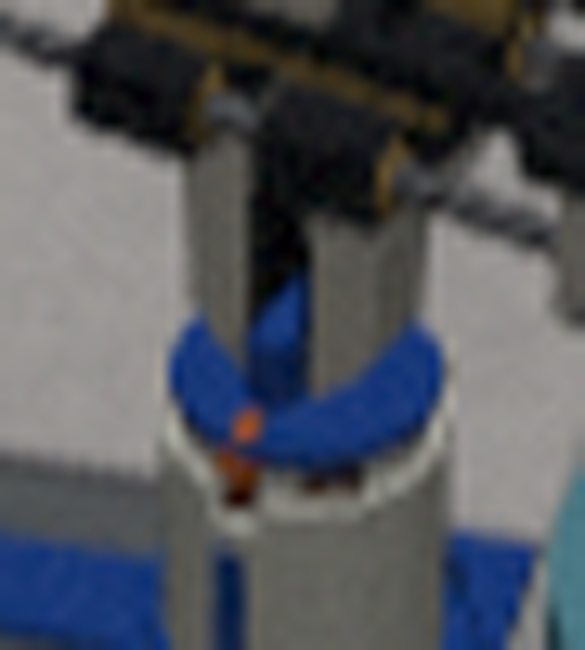

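Emit:
send_rows([
  [[0,0.002,0,0],[0,0.004,0,0],[-0.0005,0.006,0,0],[-0.0005,0.008,0,0],[-0.0005,0.01,0,0],[-0.0005,0.011,0,0],[-0.0005,0.011,0,0]],
])

```text
time: 64.0
tool_pos: [0.5527, 0.0059, 0.0674]
tool_rot: [-1.576, -0.022, -0.37]
contact_force: [-2.2, 0.0, 5.5]
opening: 0.0119
```

Run:
```python
from h import *
tilt();go(.5526,.0058,.0675,-21.2);s,_=ypr();print(s["contact_force"])
sc=read_camera("scene");crop(sc,265,195,45,50,13,"pics/s42.png")
```

```text
tilt xy [ 0.0189 -0.0133] outward 0.0188 tang -0.0135
t=64.00 pos [0.5527 0.0059 0.0674] yaw -21.2 q6 -1.31 open 0.0119 | shift [-0.0001 -0.0001 -0.0001] twist 0.0
[-2.17227794  0.03315215  5.46698435]
```

View pics/s42.png

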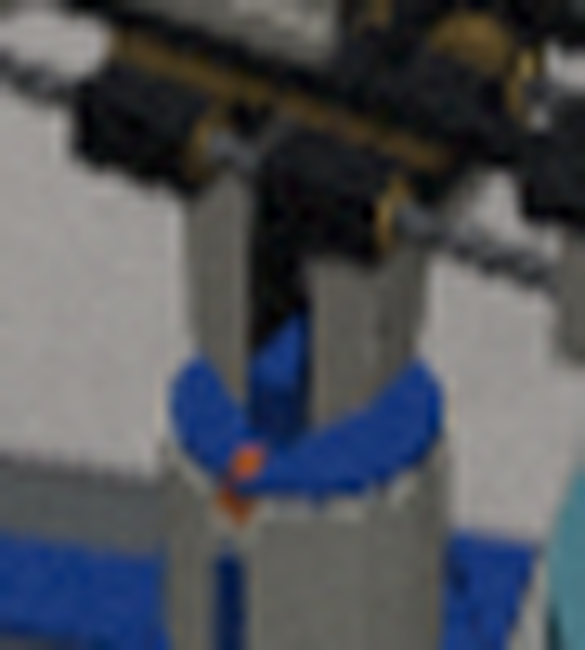

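Emit:
send_rows([
  [[0,0.001,0,0],[0,0.002,0,0],[0,0.002,0,0]],
])

```text
time: 64.35
tool_pos: [0.5529, 0.0058, 0.0673]
tool_rot: [-1.576, -0.024, -0.37]
contact_force: [-6.3, 0.3, 15.7]
opening: 0.0121
```

Emit:
send_rows([
  [[0,0,0,0],[0,0,0,0],[0,0,0,0],[0,-0.005,0,0],[0,-0.02,0,0],[0,-0.05,0,0],[0,-0.09,0,0],[0,-0.1,0,0]],
], gripper=0.4)

```text
time: 65.15
tool_pos: [0.5529, 0.007, 0.1716]
tool_rot: [-1.574, -0.03, -0.37]
contact_force: [1.0, -0.2, -0.0]
opening: 0.0371
```

Run:
```python
from h import *
for i in range(2): w=read_camera("wrist")
tilt();go(.5525,.006,.15,-93.7)
sc=read_camera("scene");crop(sc,260,200,55,55,12,"pics/s43.png")
cv2.imwrite("pics/w43.png",w["frame"][:,:,::-1])
```

```text
tilt xy [ 0.0242 -0.014 ] outward 0.024 tang -0.0143
t=65.25 pos [0.5519 0.0071 0.1692] yaw -21.2 q6 -1.32 open 0.0365 | shift [ 0.0005  0.0192 -0.0007] twist 72.5
```

View pics/s43.png

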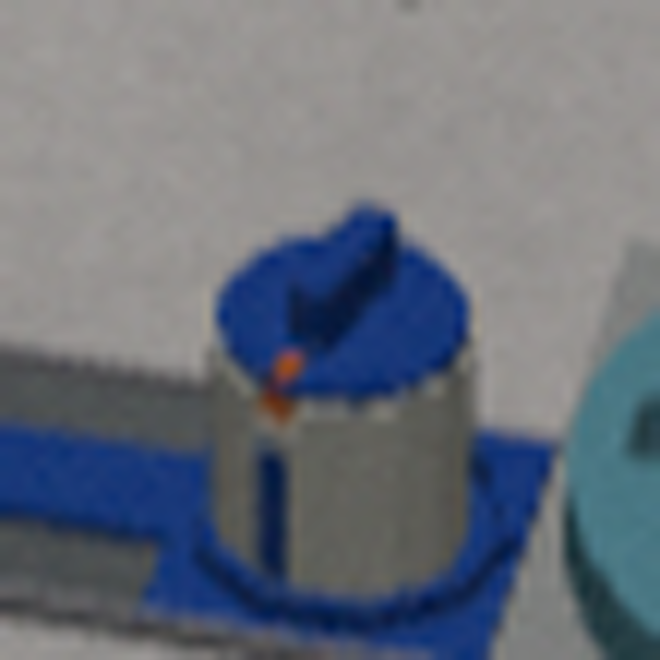

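View pics/w43.png

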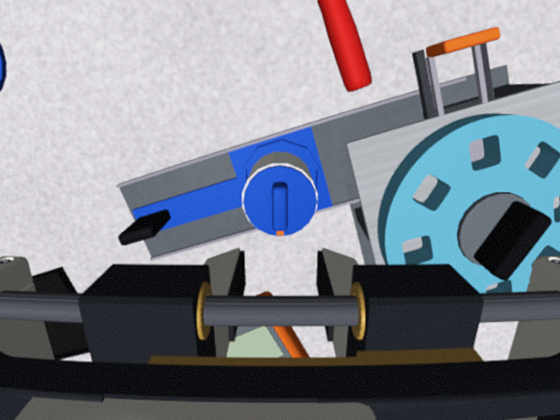

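Emit:
send_rows([
  [[0,-0.02,0,8.5],[0,-0.04,0,17],[0,-0.06,0,25.5],[0,-0.08,0,34],[0,-0.1,0,42.5],[0,-0.1,0,51],[0,-0.1,0,59.5],[0,-0.1,0,68]],
], gripper=1.0)

```text
time: 66.1
tool_pos: [0.5481, 0.0086, 0.2651]
tool_rot: [-1.554, -0.013, -1.563]
contact_force: [0.3, 0.2, 0.5]
opening: 0.091
```

Emit:
send_rows([
  [[0,0,0,4],[0,0,0,7],[0,0,0,7],[0,0.05,0,7],[0,0.1,0,7],[0,0.1,0,7]],
])

```text
time: 66.7
tool_pos: [0.5449, 0.0077, 0.158]
tool_rot: [-1.568, -0.011, -1.684]
contact_force: [0.0, -0.7, -0.4]
opening: 0.0918
```

Run:
```python
from h import *
tilt();go(.5525,.006,.15,-93.7)
```

```text
tilt xy [ 0.0018 -0.0114] outward 0.0017 tang -0.0114
t=66.70 pos [0.5449 0.0077 0.158 ] yaw -96.5 q6 -0.00 open 0.0918 | shift [0.0008 0.0081 0.0077] twist -2.8
```

Emit:
send_rows([
  [[0.001,0,0.004,-2.8],[0.001,0.005,0.0077,-2.8],[0.001,0.008,0.0077,-2.8],[0.001,0.008,0.0077,-2.8],[0.001,0.008,0.0077,-2.8]],
])

```text
time: 67.2
tool_pos: [0.5527, 0.0058, 0.1508]
tool_rot: [-1.567, -0.011, -1.635]
contact_force: [-0.3, 0.1, 0.2]
opening: 0.0919
```

Run:
```python
from h import *
for i in range(3): w=read_camera("wrist")
tilt();go(.5525,.006,.0257,-93.7)
cv2.imwrite("pics/w44.png",w["frame"][:,:,::-1])
```

```text
tilt xy [ 0.0026 -0.0115] outward 0.0025 tang -0.0115
t=67.35 pos [0.5526 0.0058 0.1506] yaw -93.7 q6 -0.05 open 0.0915 | shift [-0.0016  0.1249 -0.0005] twist 0.0
```

View pics/w44.png

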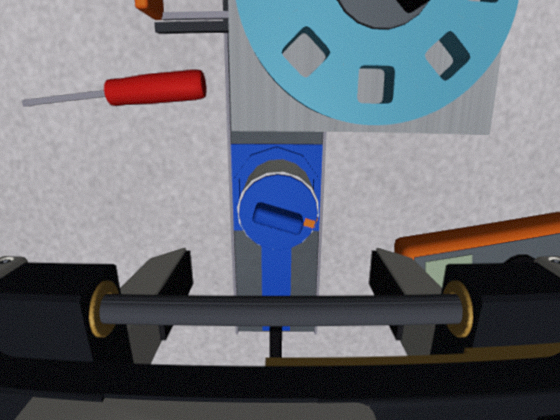

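Emit:
send_rows([
  [[-0.001,0.02,-0.001,0],[-0.001,0.05,-0.001,0],[-0.001,0.08,-0.001,0],[-0.001,0.105,-0.001,0],[-0.0015,0.118,-0.001,0],[-0.0015,0.123,-0.001,0],[-0.0015,0.124,-0.001,0],[-0.0015,0.124,-0.001,0]],
])

```text
time: 68.15
tool_pos: [0.5528, 0.0059, 0.0276]
tool_rot: [-1.566, -0.011, -1.635]
contact_force: [-0.0, 0.7, 0.7]
opening: 0.092
```

Emit:
send_rows([
  [[0,0,0,0],[0,0,0,0],[0,0,0,0],[0,0,0,0],[0,0,0,0],[0,0,0,0]],
], gripper=0.5, grip_force=30)

```text
time: 68.75
tool_pos: [0.5518, 0.0062, 0.0278]
tool_rot: [-1.568, -0.011, -1.635]
contact_force: [-3.7, 1.2, 7.0]
opening: 0.0617
```

Run:
```python
from h import *
tilt();go(.5525,.006,.15,-93.7);s,_=ypr();print(s["contact_force"])
t=read_camera("top")
sc=read_camera("scene")
for c,n in ((t,"top"),(sc,"scene")):
    hsv=cv2.cvtColor(c["frame"],cv2.COLOR_RGB2HSV);V=hsv[:,:,2];S=hsv[:,:,1]
    b=((V<45)).astype(np.uint8)
    bx=(360,165,420,220) if n=="top" else (140,215,205,265)
    for ce,st,l in blobs(b,*bx,200):
        cn=cv2.findContours(l.astype(np.uint8),cv2.RETR_EXTERNAL,cv2.CHAIN_APPROX_NONE)[0][0][:,0].astype(float)
        P=np.array([onz(c,u,v,.012)[:2]*1000 for u,v in cn],np.float32)
        print(n,ce,cv2.minAreaRect(P))
```

```text
tilt xy [ 0.0023 -0.0114] outward 0.0022 tang -0.0114
t=68.75 pos [0.5518 0.0062 0.0278] yaw -93.7 q6 -0.05 open 0.0617 | shift [ 0.0015 -0.1222  0.0011] twist 0.0
[-3.67353877  1.16226614  7.04225085]
top [388.1710362  191.02247191] ((607.3621215820312, -326.6587219238281), (114.24781036376953, 113.2472152709961), 86.89054870605469)
scene [172.61900369 243.3800738 ] ((615.25927734375, -326.1127014160156), (117.45153045654297, 121.23384857177734), 86.55609130859375)
```

Emit:
send_rows([
  [[0,-0.015,0,0],[0,-0.035,0,0],[0,-0.06,0,0],[0,-0.085,0,0],[0,-0.1,0,0],[0,-0.11,0,0],[0,-0.11,0,0],[0,-0.11,0,0]],
])

```text
time: 69.65
tool_pos: [0.5511, 0.0074, 0.137]
tool_rot: [-1.569, -0.011, -1.635]
contact_force: [1.0, 0.0, -2.1]
opening: 0.0618
```

Run:
```python
from h import *
for i in range(2): w=read_camera("wrist")
tilt();go(.609,-.3265,.14,-93.7)
sc=read_camera("scene");crop(sc,235,165,90,90,7,"pics/s45.png")
```

```text
tilt xy [ 0.0001 -0.0111] outward -0.0001 tang -0.0111
t=69.75 pos [0.5508 0.0074 0.1366] yaw -93.7 q6 -0.05 open 0.0622 | shift [3.295e-01 3.000e-04 7.940e-02] twist 0.0
```

View pics/s45.png

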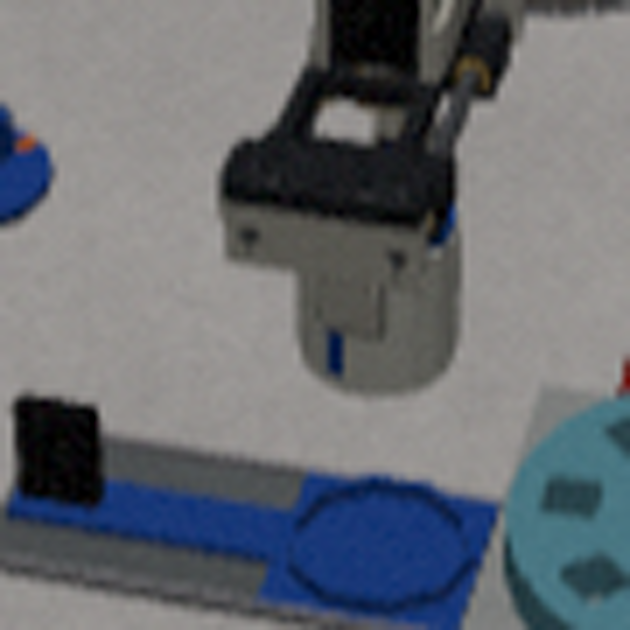

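Emit:
send_rows([
  [[0.015,0,0.003,0],[0.045,0,0.01,0],[0.08,0,0.02,0],[0.115,0,0.028,0],[0.15,0,0.036,0],[0.18,0,0.044,0],[0.2,0,0.048,0],[0.2,0,0.048,0]],
])

```text
time: 70.6
tool_pos: [0.5857, -0.1985, 0.1382]
tool_rot: [-1.57, -0.012, -1.638]
contact_force: [0.6, 0.3, -1.4]
opening: 0.062
```

Run:
```python
from h import *
go(.609,-.3265,.12,-93.7);tilt()
```

```text
t=70.60 pos [ 0.5857 -0.1985  0.1382] yaw -93.9 q6 -0.37 open 0.0620 | shift [0.1259 0.0197 0.0318] twist -0.2
tilt xy [-0.0003 -0.0117] outward 0.0035 tang -0.0111
```

Emit:
send_rows([
  [[0.02,0,0.006,0],[0.05,0,0.014,0],[0.08,0,0.022,0],[0.105,0,0.028,0],[0.12,0.005,0.031,0],[0.126,0.012,0.032,0],[0.126,0.018,0.032,0],[0.126,0.018,0.032,0]],
])

```text
time: 71.4
tool_pos: [0.6084, -0.3248, 0.1198]
tool_rot: [-1.573, -0.009, -1.637]
contact_force: [0.1, 1.0, -2.2]
opening: 0.062
```

Run:
```python
from h import *
for i in range(3): w=read_camera("wrist")
go(.609,-.3265,.0238,-93.7);tilt()
cv2.imwrite("pics/w46.png",w["frame"][:,:,::-1])
sc=read_camera("scene");crop(sc,130,180,90,90,7,"pics/s46.png")
```

```text
t=71.55 pos [ 0.6094 -0.3255  0.1219] yaw -93.8 q6 -0.53 open 0.0617 | shift [-0.0001  0.0981 -0.0004] twist -0.1
tilt xy [-0.0003 -0.0114] outward 0.0051 tang -0.0102
```

View pics/w46.png

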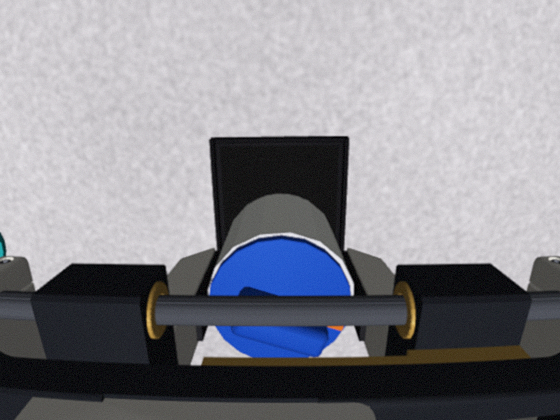

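View pics/s46.png

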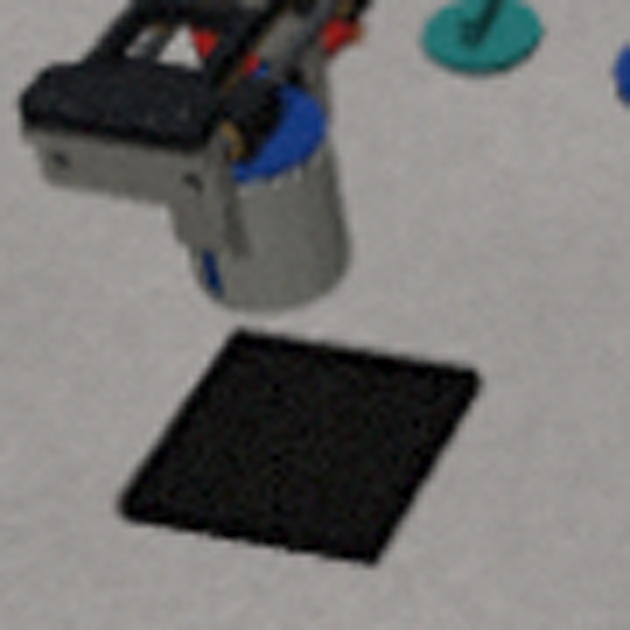

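Emit:
send_rows([
  [[0,0.015,0,0],[0,0.035,0,0],[0,0.055,0,0],[0,0.073,0,0],[0,0.085,0,0],[0,0.091,0,0],[0,0.092,0,0],[0,0.092,0,0]],
])

```text
time: 72.4
tool_pos: [0.61, -0.327, 0.031]
tool_rot: [-1.569, -0.012, -1.637]
contact_force: [0.3, 0.3, -1.5]
opening: 0.062
```

Run:
```python
from h import *
for i in range(3): w=read_camera("wrist")
go(.609,-.3265,.0238,-93.7);tilt();s,_=ypr();print(s["contact_force"])
sc=read_camera("scene");crop(sc,130,180,90,90,7,"pics/s47.png")
```

```text
t=72.55 pos [ 0.6101 -0.3271  0.0312] yaw -93.8 q6 -0.53 open 0.0620 | shift [-0.0006  0.0074 -0.0011] twist -0.1
tilt xy [ 0.0016 -0.0128] outward 0.0075 tang -0.0105
[ 0.09606571 -0.45793353 -0.74125009]
```

View pics/s47.png

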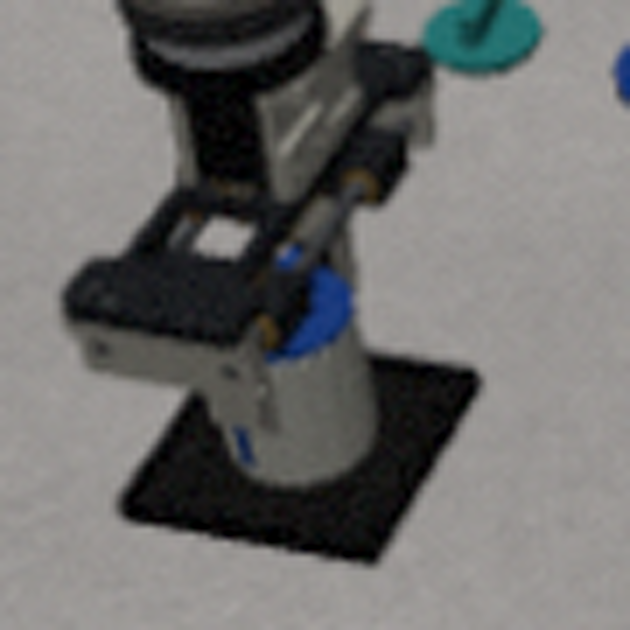

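Emit:
send_rows([
  [[0,0.002,0,0],[0,0.004,0,0],[0,0.006,0,0],[0,0.0075,0,0],[0,0.0085,0,0],[0,0.0085,0,0]],
])

```text
time: 73.2
tool_pos: [0.6099, -0.3272, 0.0239]
tool_rot: [-1.568, -0.013, -1.637]
contact_force: [-2.6, 2.0, 6.2]
opening: 0.0622
```

Contact at the expected height. Release and lift straight up.

Emit:
send_rows([
  [[0,0,0,0],[0,0,0,0],[0,0,0,0],[0,0,0,0],[0,0,0,0],[0,-0.02,0,0],[0,-0.05,0,0],[0,-0.09,0,0]],
], gripper=1.0)

```text
time: 74.0
tool_pos: [0.6087, -0.3253, 0.1127]
tool_rot: [-1.572, -0.011, -1.637]
contact_force: [0.5, 0.2, -0.3]
opening: 0.092
```

Emit:
send_rows([
  [[0,-0.04,0,0],[0,-0.08,0,0],[-0.05,-0.12,0,0],[-0.1,-0.12,0,0],[-0.14,-0.12,0,0],[-0.14,-0.12,0,0]],
])

```text
time: 74.6
tool_pos: [0.6189, -0.1783, 0.2324]
tool_rot: [-1.571, -0.009, -1.631]
contact_force: [1.1, -0.8, -0.2]
opening: 0.092
```

Run:
```python
from h import *
for i in range(3): w=read_camera("wrist")
go(.609,-.3265,.2,-93.7)
cv2.imwrite("pics/w48.png",w["frame"][:,:,::-1]);crop(w,200,150,150,130,5,"pics/w48c.png")
sc=read_camera("scene");crop(sc,130,180,100,90,7,"pics/s48.png");cv2.imwrite("pics/s48f.png",sc["frame"][:,:,::-1])
t=read_camera("top");cv2.imwrite("pics/t48.png",t["frame"][:,:,::-1])
```

```text
t=74.75 pos [ 0.6182 -0.1845  0.2312] yaw -93.7 q6 -0.34 open 0.0921 | shift [1.419e-01 3.280e-02 1.000e-04] twist -0.0
```

View pics/s48.png

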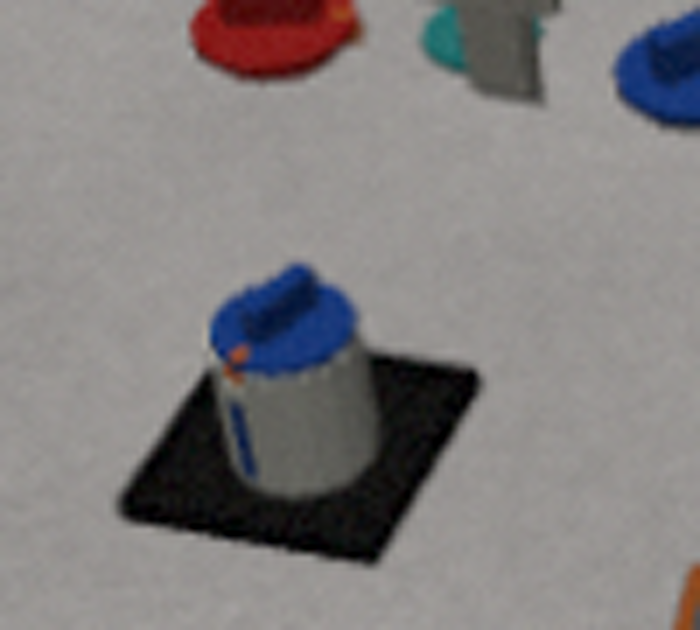

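View pics/w48.png

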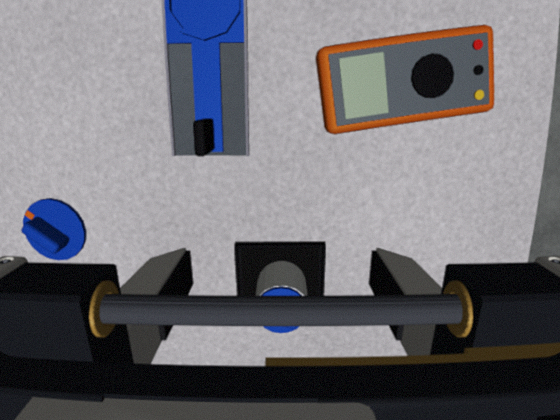

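View pics/s48f.png

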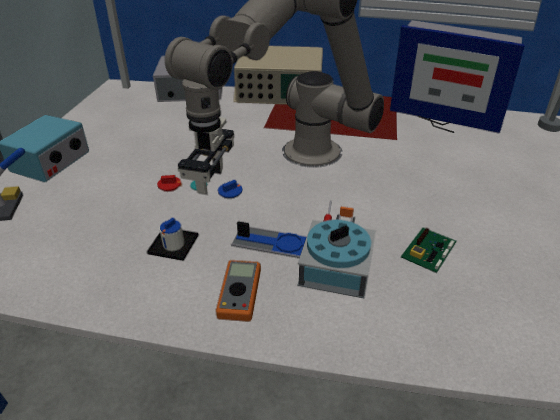

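View pics/t48.png

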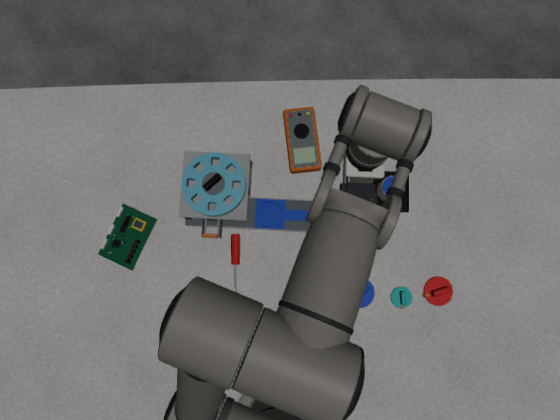

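Run:
```python
from h import *
from cell import hand_in
s=sensors.observe();print(s["time"],s["qvel"].round(3),s["contact_force"].round(2))
print(hand_in())
```

```text
74.85 [-0.01   0.006  0.     0.004  0.001  0.002] [ 1.18 -0.64 -0.51]
the job is handed in; nothing more can be done
None
```

The job is done and handed in at about 75 s of the 210 s allowed. All four capacitors are in the canister, its lid is on, and it stands upright in the black tray.

- **Order followed:** I seated the canister in the carriage, slid it home and turned the wheel to drop each capacitor through the drop hole. Then I drew the carriage out, put the blue lid on with its key down in the notch, and carried the closed canister to the tray.
- **Last checks:**
  - The wheel pockets look empty and the four capacitors were visible in the canister before closing.
  - The lid stopped at the expected height, and held there under a push of about 16 N; the pictures show the key in the notch.
  - The canister is near the middle of the tray.
  - The board, multimeter and screwdriver look where they were in the final pictures; I did not measure them.
  - The gripper was open and clear of everything.
- **Disagreements found:**
  - In the pictures the fingertips sat about 39 mm further back than the text says. My first attempt to grasp the canister therefore closed just above its rim without moving it, and I corrected for it afterwards.
  - My first reading of the notch angle, from the top camera, was wrong by about 16°. I measured it again before fitting the lid.
  - The lid had been knocked about 5 cm aside, so I located it again before reaching for it.
  - The tool tilted by up to 3° during the slide pushes. I levelled it to about half a degree before drawing the carriage out. It was tilted a little over 1° while fitting the lid, and about half a degree again when placing the canister.

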